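Change over and index the sample carousel

ROBOT

A 6-joint arm with a two-finger parallel gripper is mounted at the origin on the work surface. World frame = base frame: x ahead of the robot, y to its left, z up, the work surface at z = 0. Lengths are in m, angles in rad, forces in N, time in s.
With the tool pointing down it reaches from about 0.425 to 0.95 m from the base axis. Payload 3.5 kg.
Tool frame: the origin (TCP) lies midway between the tips of the shut fingers; the grasp point (between the pads) lies 19 mm behind it (ctrl.tcp_to_grasp is the distance from the TCP to the grasp point, in m); z points along the fingers, x is the direction in which the jaws open and shut, and the axes are right-handed (so a half turn about z gives the same grasp; the last joint's range is limited). The gripper opens to 85 mm and grips with 20 to 120 N. Pads are 22 mm wide; open, the fingers measure 114 mm over their backs; the gripper's body (76 mm by 85 mm) begins 54 mm behind the grasp point. The pads swing forward as they close: fully open they stand 13 mm farther back than shut.
Start: joints at [-1.458, 0.286, 1.577, -0, 1.279, -0.15], TCP at [0.175, -0.652, 0.231] pointing down, gripper open.
Joint ranges: [-2.77, 2.77], [-0.9, 2.22], [0.21, 2.48], [-1.53, 4.67], [0.24, 2.81], [-2.84, 2.84]. Speed limits (rad/s): [2.79, 2.79, 3.14, 3.14, 3.14, 3.14].

INTERFACE

Orientations are given as a unit quaternion [x, y, z, w].
In Python, from plant import ctrl, cams, workorder, spotter gives the robot as it stands. The module is installed in compiled form; this text tells all that it offers.
- The arm moves only by the tool send_rows, never from a script. Its argument "motion" is one flat list of numbers, 5 for each row, row after row: the shift along the tool's x, y, z in cm, then the turn about the tool's z in rad, then the finger opening in cm, from 0 to 8.54. In form: [tx, ty, tz, spin, gripper, tx, ty, tz, spin, gripper, ...]. A call has 1 to 12 rows; each row shifts and turns the pose as measured when the row begins, along the tool's axes as they then stand; what a row does not reach is not made up. A row lasts 1/10 s, in which the tool goes at most 50 mm and 8.59 degrees, less where a joint would pass 70% of its speed; a pose out of reach is approached as far as the arm can. A call is refused whole if a number of a shift passes 5 or a number of a turn 0.15, either way. A call with a gripper value outside its range is refused whole. The fingers move at their own pace and stop on an object; "grip_force" is the grip in N (left out, the last holds). Time passes only in rows, so rows that do not move let the fingers close. It gives the time, the measured TCP pose, the force and the opening at its end, in the units of the state.
- ctrl.get_state(): the state, without advancing time (a new reading comes with each control period).
- cams.read_camera(name): name is "scene" or "side" or "wrist"; returns (picture, depth): 480x640x3 uint8, red, green, blue; 480x640 float32, m along the optical axis (not along the pixel's ray), 0 where there is no reading.
- cams.camera_params(name): a dict with "fx", "fy", "cx", "cy" (pixels), "xyz" and "attitude" of the camera in the world; the wrist camera has in their place "mount" (4x4, takes a point from camera to tool coordinates, whose origin is the TCP and whose axes are the tool frame's). Camera axes: x right, y down, z forward; pixel columns grow to the right and rows downward; lengths in m; the calibration is good to about 2 mm. A picture is of the moment at which its call begins: read the wrist's pose just before it. camera_params takes no time and is no camera call.
- workorder.sign_off(): hands the job in, once; it reports no verdict.
Trained networks look in the newest picture that a camera, given by its name, has taken for a name from the list of things; names that differ only in an ending like _2 or _b are one class to them, and where a whole thing is asked for, a point or a joint stands for the part that bears it (a point fixed in the world has none). Each returns a list of dicts, best first, with "conf" (0 to 1); they miss things now and then, are a little off and sometimes report something else, mostly with a low value. They report only what shows in the picture. A call takes as long as a camera call. They do not tell look-alikes from the thing itself.
- spotter.trace(target, camera): "mask" (480x640 bool, what is visible of it) and "bbox" ([left, top, width, height] in pixels, round what is visible of it).
The state is a dict: "time": time; "qpos": joint angles; "dq": joint speeds; "joint_efforts": joint torques, N m; "eef_pos": TCP position; "tcp_rot": TCP orientation; "contact_force": force on the tool from outside, world axes, zero at the start; "wrist_torque": the same for the moment, N m; "opening": opening from 0.0 (shut) to 1.0 (fully open).
Only numpy, scipy, OpenCV 4.12 (cv2) and the standard library are available. Lean on these libraries where they do the work, as an engineer would, in place of code of your own. Each camera call takes 0.05 s, during which the arm holds its last target.

TASK

Change over the sample carousel: shut the purge air by swinging the blue stopcock handle a quarter turn to its stop, move every spent white jar from the carousel to the steel tray, and stand every amber sample jar upright in a carousel cup of its own. Then turn the carousel two notches anticlockwise (seen from above), one notch at a time: lift its red index ring, turn, and let the ring drop fully home in each notch. Finally swing the stopcock handle fully back open; these jars must end upright in their places and the other things on the bench stay where they are.

Things in the scene. Friction and masses are not known exactly. Their poses are not given: they have to be found in the camera images.
- station: carousel station, fixed: round grey base, 292 mm wide, index plate top 32 mm above the bench; origin on the carousel's axis at bench height, z up. Black radial notches (14 mm wide, 125 mm from the axis) every 60 degrees. In its frame: stopcock axis (vertical) at (0, +165) mm; white reader box, 120 mm tall and 66 mm wide, 185 to 260 mm from the axis, 60 degrees from +x towards +y.
- carousel (a joint): carousel angle about the station's axis, rad, anticlockwise from above positive. Starts locked at 0; next notches at 1.047 and 2.094 (3.142 is not wanted). Disc of 108 mm radius, top 44 mm above the bench, an ear carries the index ring 125 mm from the axis: in the station's -x direction at 0, turning with the disc. Unlocked, it turns with 1 to 3 N at the ring.
- index (a joint): lift of the spring index ring and its pin, m: 0 home in a notch (locked), 0.012 pin just clear of the plate, 0.020 upper stop. The spring pulls it down with 6 N at 0 to 10 N at the top. Let go between notches, the pin rides on the plate at 0.012 and snaps in (below 0.002) at a notch; its round end is drawn in from about 0.04 rad.
- ring_grip (a point): grip point on the axis of the red index ring, an upright round spool-shaped knob 30 mm in diameter (38 mm lip at the top), reaching from 17 mm below to 18 mm above this point, which is 83 mm above the bench when the pin is home. Lift it straight up, carry it round the carousel's axis, let it go.
- stopcock (a joint): angle of the blue stopcock handle about the stopcock's vertical axis, rad: 0 open (handle points in the station's -x direction, along its brass pipe), 1.571 shut at the end stop (handle points in the station's +y direction, across the pipe, away from the carousel). Shuts clockwise seen from above. Stays where it is left; takes 2 to 4 N at the handle post.
- stopcock_grip (a point): grip point on the upright round blue post at the end of the stopcock handle, 85 mm from the stopcock's axis: post 24 mm in diameter, from 56 to 114 mm above the bench; this point is 95 mm above the bench on the post's axis.
- cup0 (a point): centre of a jar standing in this cup, 30 mm above the carousel's top face. A cup: black spot ringed by four rubber pins, 16 mm high, 33 mm from its centre (4 mm of play round a jar). The cups are 75 mm from the carousel's axis and turn with it; this one is 60 degrees to the right (clockwise) of the direction opposite to the ring.
- cup1 (a point): centre of a jar standing in this cup, 30 mm above the carousel's top face. A cup: black spot ringed by four rubber pins, 16 mm high, 33 mm from its centre (4 mm of play round a jar). The cups are 75 mm from the carousel's axis and turn with it; this one is exactly opposite to the ring.
- cup2 (a point): centre of a jar standing in this cup, 30 mm above the carousel's top face. A cup: black spot ringed by four rubber pins, 16 mm high, 33 mm from its centre (4 mm of play round a jar). The cups are 75 mm from the carousel's axis and turn with it; this one is 60 degrees to the left (anticlockwise) of the direction opposite to the ring.
- sampleA_mid (a point): amber glass sample jar with a white lid, upright, round, 50 mm in diameter up to 46 mm, lid 44 mm wide, 60 mm tall, 130 g (varies by 20 %), heavy-based. The point is its centre, 30 mm above its underside; z is up along the jar. It starts standing on the bench. May be absent.
- sampleB_mid (a point): amber glass sample jar with a white lid, upright, round, 50 mm in diameter up to 46 mm, lid 44 mm wide, 60 mm tall, 130 g (varies by 20 %), heavy-based. The point is its centre, 30 mm above its underside; z is up along the jar. It starts standing on the bench. May be absent.
- sampleC_mid (a point): amber glass sample jar with a white lid, upright, round, 50 mm in diameter up to 46 mm, lid 44 mm wide, 60 mm tall, 130 g (varies by 20 %), heavy-based. The point is its centre, 30 mm above its underside; z is up along the jar. It starts standing on the bench. May be absent.
- spentA_mid (a point): spent jar: white plastic with a blue lid and a green band, same shape, size and weight as a sample jar (50 mm diameter, 60 mm tall). The point is its centre, 30 mm above its underside; z is up along the jar. It starts standing in a cup of the carousel. May be absent.
- spentB_mid (a point): spent jar: white plastic with a blue lid and a green band, same shape, size and weight as a sample jar (50 mm diameter, 60 mm tall). The point is its centre, 30 mm above its underside; z is up along the jar. It starts standing in a cup of the carousel. May be absent.
- tray: shallow steel tray, fixed to the bench, 170 mm (its x) by 210 mm (its y), walls 3 mm thick and 18 mm high, floor 3 mm thick; origin at the centre of its underside, z up.
- beaker: bystander: empty glass beaker, 72 mm diameter, 90 mm tall, loose; origin at the centre of its underside
- tin: bystander: steel tin, 80 mm diameter, 100 mm tall, loose; origin at the centre of its underside
- carton: bystander: cardboard box 70 x 130 x 60 mm, loose; origin at the centre of its underside
- reagent_jar: bystander: glass jar with orange lid, 76 mm diameter, 90 mm tall, loose; origin at the centre of its underside
- dish: bystander: flat white porcelain dish, 80 mm diameter, 22 mm tall, loose; origin at the centre of its underside
Things that resemble listed ones, but are neither listed nor needed, are in the scene too. What is shaped like the part that bears sampleC_mid but pink is not meant.

How it is judged:
By the outcome, as a careful person would: the job done as asked, in the order asked, and still so for the second after the job is handed in, with the robot touching nothing.
Of sampleA, sampleB, sampleC only 2 to 3 are there at a start; the rules pass over those that are not, and their reading is None.
Of spentA, spentB only 1 to 2 are there at a start; the rules pass over those that are not, and their reading is None.
At some moment in a run one of sampleA, sampleB, sampleC may be knocked a few centimetres aside while the robot is not near it.
It also fails if it takes over 210 s, if anything falls off the work surface, if the arm or the gripper's body presses on something with over 40 N, if the wrist force passes 120 N, or if a joint passes its speed limit or range.

## Working session

There is one attempt and no reset: what is moved stays moved. The work goes in short steps, Python scripts to look and compute and a tool call to move; the robot and the scene stay as the last step left them, time stands still between calls to the robot, and variables do not carry over. Pictures are saved under pics/ and viewed, and the job is handed in when it is done.

Besides the shell and the picture viewer there is one more tool, called after "Call:" as name(argument=value, ...) on one line, values as JSON. send_rows: Moves the arm, as the interface text tells. Its arguments: {"type":"object","properties":{"motion":{"type":"array","items":{"type":"number"}},"grip_force":{"type":"number"}},"required":["motion"]}

```bash
ls; mkdir -p pics; cat > h.py <<'E'
import numpy as np, cv2
from scipy.spatial.transform import Rotation as R
from plant import ctrl, cams, workorder, spotter
def T(p,q):
    M=np.eye(4);M[:3,:3]=R.from_quat(q).as_matrix();M[:3,3]=p;return M
def look(name):
    s=ctrl.get_state(); im,d=cams.read_camera(name); P=cams.camera_params(name)
    if name=='wrist': M=T(s['eef_pos'],s['tcp_rot'])@np.array(P['mount'])
    else:
        a=np.array(P['attitude']); M=np.eye(4)
        M[:3,:3]=R.from_quat(a).as_matrix() if a.size==4 else a.reshape(3,3)
        M[:3,3]=P['xyz']
    return im,d,P,M
def cloud(d,P,M):
    v,u=np.mgrid[0:480,0:640]
    c=np.stack([(u-P['cx'])/P['fx']*d,(v-P['cy'])/P['fy']*d,d],-1)
    w=c@M[:3,:3].T+M[:3,3]; w[d<=0]=np.nan
    return w
def save(n,im): cv2.imwrite('pics/'+n,im[:,:,::-1])
E
python3 - <<'E'
from h import *
print(ctrl.get_state())
for n in ['scene','side','wrist']:
    im,d,P,M=look(n); save(n+'0.png',im); print(n,P); np.savez('pics/'+n+'0.npz',im=im,w=cloud(d,P,M))
E
```

```text
pics
{'time': 0.0, 'qpos': array([-1.45798775e+00,  2.87197725e-01,  1.57819891e+00, -1.54079122e-05,
        1.27858686e+00, -1.50004987e-01]), 'dq': array([-9.11316803e-04, -1.71995549e-04, -7.07227730e-04, -7.75850558e-04,
        3.10477826e-05,  3.11522770e-04]), 'joint_efforts': array([-1.20991659e-03, -4.05977476e+01, -2.92629129e+01, -2.32163411e-04,
        5.80382664e-03,  8.83711749e-06]), 'eef_pos': array([ 0.17531015, -0.65114931,  0.22991394]), 'tcp_rot': array([ 0.79366272, -0.60835685, -0.00083474, -0.00085575]), 'contact_force': array([-0.0626716 ,  0.40960313, -0.90467082]), 'wrist_torque': array([-0.03702749, -0.00707599, -0.03420727]), 'opening': 1.0000628114432097}
scene {'fx': 566.6224314394788, 'fy': 566.6224314394788, 'cx': 314.2388018909538, 'cy': 250.20746252467154, 'xyz': array([1.28723865, 0.89468015, 1.1667244 ]), 'attitude': array([ 0.33813964,  0.84466295, -0.38877933, -0.14510929])}
side {'fx': 469.6141656623471, 'fy': 469.6141656623471, 'cx': 317.2207937419965, 'cy': 233.14864833125506, 'xyz': array([ 0.42561334, -1.00278378,  0.68007371]), 'attitude': array([ 0.86530195, -0.00394759,  0.01122113, -0.5011098 ])}
wrist {'fx': 368.23084494036743, 'fy': 368.23084494036743, 'cx': 313.85309672135895, 'cy': 232.35416413616935, 'mount': array([[ 9.99999330e-01, -1.11789362e-03, -3.00653179e-04,
        -1.10343427e-03],
       [ 1.15761232e-03,  9.66462979e-01,  2.56803370e-01,
        -6.46879460e-02],
       [ 3.49131937e-06, -2.56803545e-01,  9.66463625e-01,
        -1.44495065e-01],
       [ 0.00000000e+00,  0.00000000e+00,  0.00000000e+00,
         1.00000000e+00]])}
```

View pics/scene0.png

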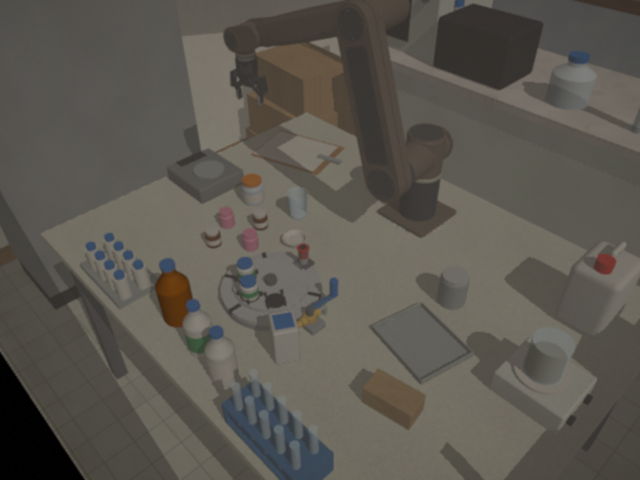

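View pics/side0.png

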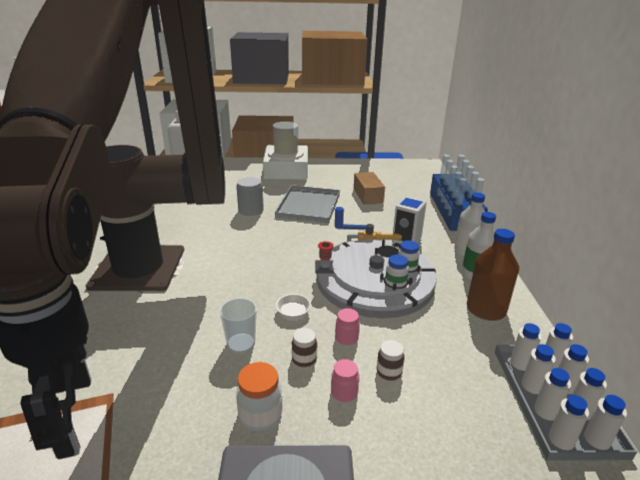

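View pics/wrist0.png

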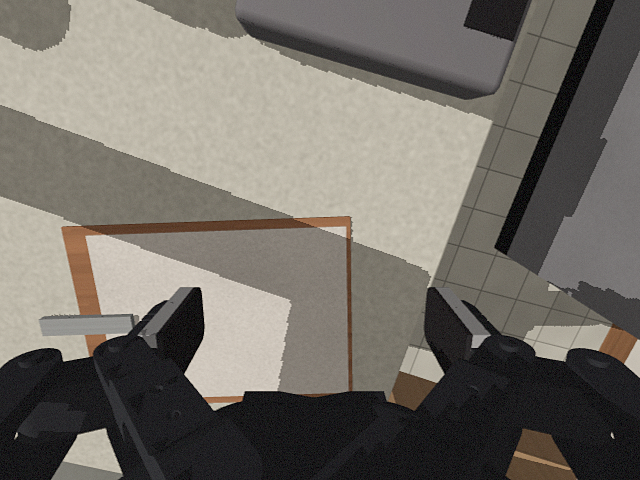

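The scene view shows the carousel near (272,288) with two spent jars (245,270), (249,290). The ring is at (303,252), the blue handle at (333,290) and the tray at (420,340). The side view shows two amber jars at (304,347) and (390,360) and two pink look-alikes.

```bash
python3 - <<'E'
from h import *
for n in ['scene','side']:
    im,d,P,M=look(n); w=cloud(d,P,M)
    for t in ['sampleA_mid','spentA_mid','ring_grip','stopcock_grip','station','tray','beaker','tin','carton','reagent_jar','dish','carousel']:
        for r in spotter.trace(t,n):
            if r['conf']<.3: continue
            m=r['mask']&np.isfinite(w[...,0]); p=w[m]
            lo,hi=np.percentile(p,3,axis=0),np.percentile(p,97,axis=0)
            top=p[p[:,2]>hi[2]-.006]
            print(n,t,round(r['conf'],2),[int(b) for b in r['bbox']],'lo',lo.round(3),'hi',hi.round(3),'topmid',((top[:,:2].max(0)+top[:,:2].min(0))/2).round(3), top[:,:2].mean(0).round(3))
E
```

```text
side spentA_mid 0.85 [385, 256, 23, 35] lo [ 0.609 -0.143  0.048] hi [ 0.653 -0.105  0.106] topmid [ 0.632 -0.119] [ 0.633 -0.121]
side spentA_mid 0.64 [377, 338, 27, 43] lo [ 0.563 -0.377  0.001] hi [ 0.61  -0.303  0.062] topmid [ 0.586 -0.354] [ 0.586 -0.355]
side ring_grip 0.57 [317, 243, 16, 18] lo [ 0.458 -0.069  0.067] hi [ 0.485 -0.039  0.103] topmid [ 0.47  -0.053] [ 0.471 -0.055]
side ring_grip 0.4 [315, 241, 105, 55] lo [ 0.459 -0.155  0.039] hi [0.676 0.039 0.1  ] topmid [ 0.471 -0.053] [ 0.471 -0.055]
side stopcock_grip 0.55 [332, 206, 43, 26] lo [0.503 0.101 0.045] hi [0.604 0.122 0.114] topmid [0.513 0.114] [0.513 0.114]
side stopcock_grip 0.4 [318, 239, 13, 21] lo [ 0.458 -0.069  0.07 ] hi [ 0.485 -0.039  0.103] topmid [ 0.471 -0.053] [ 0.472 -0.055]
side station 0.77 [314, 197, 121, 125] lo [ 0.465 -0.195  0.006] hi [0.732 0.137 0.118] topmid [0.629 0.134] [0.693 0.128]
side tray 0.92 [275, 187, 67, 33] lo [0.342 0.25  0.001] hi [0.519 0.474 0.018] topmid [0.432 0.363] [0.428 0.348]
side beaker 0.8 [216, 300, 40, 52] lo [ 0.261 -0.311  0.004] hi [ 0.324 -0.243  0.091]
[... 573 characters left out ...]
 0.368 0.006] hi [0.674 0.488 0.062] topmid [0.634 0.432] [0.633 0.429]
side reagent_jar 0.66 [237, 361, 45, 69] lo [ 0.315 -0.488  0.005] hi [ 0.383 -0.424  0.093] topmid [ 0.347 -0.45 ] [ 0.347 -0.453]
side reagent_jar 0.32 [355, 170, 30, 35] lo [0.592 0.368 0.   ] hi [0.677 0.497 0.062] topmid [0.634 0.438] [0.634 0.431]
side dish 0.87 [275, 295, 38, 25] lo [ 0.364 -0.213  0.006] hi [ 0.43  -0.141  0.024] topmid [ 0.397 -0.177] [ 0.397 -0.173]
side dish 0.66 [315, 239, 104, 55] lo [ 0.459 -0.155  0.036] hi [0.679 0.039 0.099] topmid [ 0.534 -0.072] [ 0.472 -0.056]
side carousel 0.82 [315, 239, 104, 57] lo [ 0.459 -0.155  0.035] hi [0.681 0.042 0.1  ] topmid [ 0.541 -0.074] [ 0.48  -0.058]
```

```bash
python3 - <<'E'
from h import *
from scipy.optimize import least_squares
for n in ['scene0','side0']:
    f=np.load(f'pics/{n}.npz'); w=f['w']; im=f['im']
    z=w[...,2]
    for nm,(lo,hi) in {'bench jars':(.053,.066),'car jars':(.096,.112)}.items():
        m=((z>lo)&(z<hi)&(w[...,0]>.2)&(w[...,0]<.9)&(abs(w[...,1])<.6)).astype(np.uint8)
        k,l,st,c=cv2.connectedComponentsWithStats(m)
        for i in range(1,k):
            if st[i,4]<25: continue
            p=w[l==i]; 
            print(n,nm,st[i].tolist(),'mid',((p.max(0)+p.min(0))/2).round(3)[:2],'ext',np.ptp(p,axis=0).round(3)[:2],'rgb',im[l==i].mean(0).round())
    # plate rim
    c0=np.array([.596,-.055])
    for lo,hi,r0 in [(.029,.035,.146),(.041,.047,.108)]:
        m=(z>lo)&(z<hi); p=w[m]; r=np.hypot(*(p[:,:2]-c0).T); p=p[(r<.17)]
        a=np.arctan2(*(p[:,:2]-c0).T[::-1]); r=np.hypot(*(p[:,:2]-c0).T)
        bins=np.digitize(a,np.linspace(-np.pi,np.pi,73)); 
        e=np.array([p[bins==b][np.argsort(r[bins==b])[-3]][:2] for b in range(1,73) if (bins==b).sum()>6])
        s=least_squares(lambda x:np.hypot(*(e-x[:2]).T)-x[2],[*c0,r0],loss='soft_l1',f_scale=.002)
        print(n,r0,s.x.round(4),len(e))
E
```

```text
Traceback (most recent call last):
ValueError: operands could not be broadcast together with shapes (0,) (2,)
```

```bash
python3 - <<'E'
from h import *
f=np.load('pics/scene0.npz'); w=f['w']
for u,v in [(272,288),(303,245),(333,285),(420,340),(450,280),(270,330),(258,180)]: print(u,v,w[v,u].round(3))
P=cams.camera_params('scene'); print(R.from_quat(P['attitude']).as_matrix().round(3))
im,d,P,M=look('scene'); print((d>0).mean(), d[288,272])
E
```

```text
272 288 [1.229 0.815 1.07 ]
303 245 [1.229 0.828 1.091]
333 285 [1.23  0.837 1.086]
420 340 [1.23  0.859 1.089]
450 280 [1.23  0.862 1.106]
270 330 [1.229 0.813 1.053]
258 180 [1.23  0.815 1.101]
[[-0.729  0.458 -0.508]
 [ 0.684  0.469 -0.559]
 [-0.018 -0.755 -0.656]]
0.9780110677083333 0.13505737
```

The scene camera's depth is a useless constant of about 0.13 m, as if something were over the lens. I'll use the side and wrist cameras instead.

```bash
python3 - <<'E'
from h import *
f=np.load('pics/side0.npz'); w=f['w']; im=f['im']
z=w[...,2]
for nm,(lo,hi) in {'bench jars':(.054,.066),'car jars':(.098,.112)}.items():
        m=((z>lo)&(z<hi)&(w[...,0]>.2)&(w[...,0]<.9)&(abs(w[...,1])<.6)).astype(np.uint8)
        k,l,st,c=cv2.connectedComponentsWithStats(m)
        for i in range(1,k):
            if st[i,4]<25: continue
            p=w[l==i]; 
            print(nm,st[i].tolist(),'mid',((p.max(0)+p.min(0))/2).round(3)[:2],'ext',np.ptp(p,axis=0).round(3)[:2],'rgb',im[l==i].mean(0).round())
for u,v in [(360,430),(300,420),(200,400),(330,330)]: print(w[v,u].round(3))
E
```

```text
bench jars [263, 162, 45, 6, 145] mid [0.349 0.567] ext [0.156 0.02 ] rgb [129. 131. 123.]
bench jars [354, 172, 32, 18, 373] mid [0.634 0.436] ext [0.091 0.142] rgb [150. 117.  83.]
bench jars [237, 193, 26, 8, 88] mid [0.25  0.298] ext [0.077 0.035] rgb [86. 88. 85.]
bench jars [452, 210, 11, 6, 38] mid [0.862 0.201] ext [0.028 0.015] rgb [47. 60. 83.]
bench jars [394, 221, 30, 13, 115] mid [0.709 0.117] ext [0.086 0.058] rgb [72. 71. 68.]
bench jars [335, 225, 39, 6, 175] mid [0.555 0.11 ] ext [0.104 0.025] rgb [ 71.  82. 104.]
bench jars [457, 230, 12, 10, 47] mid [0.841 0.077] ext [0.021 0.047] rgb [116. 112. 106.]
bench jars [465, 251, 12, 12, 51] mid [ 0.83 -0.03] ext [0.017 0.048] rgb [36. 62. 38.]
bench jars [370, 255, 15, 12, 131] mid [ 0.597 -0.054] ext [0.035 0.039] rgb [74. 73. 75.]
bench jars [320, 259, 11, 7, 49] mid [ 0.471 -0.059] ext [0.024 0.018] rgb [90. 89. 88.]
bench jars [408, 261, 11, 8, 36] mid [ 0.681 -0.07 ] ext [0.028 0.019] rgb [70. 90. 71.]
bench jars [386, 275, 22, 13, 106] mid [ 0.633 -0.137] ext [0.049 0.033] rgb [61. 79. 63.]
bench jars [471, 281, 42
[... 1859 characters left out ...]
, 41] mid [0.513 0.112] ext [0.022 0.018] rgb [ 57.  69. 101.]
car jars [460, 213, 22, 14, 122] mid [0.855 0.075] ext [0.044 0.05 ] rgb [121. 119. 114.]
car jars [469, 234, 24, 15, 143] mid [ 0.846 -0.03 ] ext [0.045 0.059] rgb [120. 117. 112.]
car jars [401, 241, 18, 12, 172] mid [ 0.671 -0.054] ext [0.042 0.045] rgb [ 51.  82. 153.]
car jars [318, 242, 16, 9, 113] mid [ 0.471 -0.052] ext [0.036 0.036] rgb [132.  60.  56.]
car jars [389, 255, 19, 14, 202] mid [ 0.632 -0.119] ext [0.042 0.047] rgb [ 52.  83. 154.]
car jars [474, 267, 44, 20, 241] mid [ 0.836 -0.179] ext [0.086 0.06 ] rgb [71. 47. 31.]
[ 0.517 -0.485  0.002]
[ 0.416 -0.464  0.001]
[ 0.237 -0.419 -0.   ]
[ 0.477 -0.236  0.002]
```

```bash
cat >> h.py <<'E'
def psi(s=None):
    s=s or ctrl.get_state(); m=R.from_quat(s['tcp_rot']).as_matrix(); return np.arctan2(m[1,0],m[0,0])
def st():
    s=ctrl.get_state(); print('t',round(s['time'],2),'p',s['eef_pos'].round(4),'psi',round(psi(s),3),'F',s['contact_force'].round(1),'op',round(s['opening'],3),'q6',round(s['qpos'][5],2))
def plan(wps,start=None,vmax=4.8,wmax=.145):
    """wps: (x,y,z,psi,grip_cm[,nmin]) ; prints rows"""
    s=ctrl.get_state(); p=np.array(s['eef_pos'])*100; a=psi(s)
    rows=[]
    for wp in wps:
        t=np.array(wp[:3])*100; ta=wp[3]; n=wp[5] if len(wp)>5 else 1
        ta=a+(ta-a+np.pi)%(2*np.pi)-np.pi if len(wp)<7 else ta
        n=max(n,int(np.ceil(np.linalg.norm(t-p)/vmax)),int(np.ceil(abs(ta-a)/wmax)))
        p0,a0=p.copy(),a
        for i in range(1,n+1):
            g=p0+(t-p0)*i/n; ga=a0+(ta-a0)*i/n
            c,sn=np.cos(a),np.sin(a)
            Rm=np.array([[c,sn,0],[sn,-c,0],[0,0,-1]])
            d=(Rm.T@(g-p)).round(2); w=round(-(ga-a),3)
            p=p+Rm@d; a=a-w
            rows.append([*d.tolist(),w,wp[4]])
    fmt=lambda x:('%g'%(0 if abs(x)<1e-9 else x))
    for i in range(0,len(rows),12): print(len(rows[i:i+12]),'['+', '.join(fmt(x) for r in rows[i:i+12] for x in r)+']')
    print('end',p.round(2),round(a,3))
E
python3 - <<'E'
from h import *
st(); plan([(.40,-.32,.34,-.3,8.5),(.48,-.05,.36,.9,8.5)])
E
```

```text
t 1.5 p [ 0.1754 -0.6518  0.2313] psi -1.308 F [ 0.4  0.3 -0.1] op 0.998 q6 -0.15
12 [-2.91, -3.37, -1.21, -0.112, 8.5, -2.52, -3.67, -1.2, -0.112, 8.5, -2.09, -3.93, -1.21, -0.112, 8.5, -1.64, -4.14, -1.21, -0.112, 8.5, -1.16, -4.3, -1.21, -0.112, 8.5, -0.68, -4.4, -1.2, -0.112, 8.5, -0.19, -4.45, -1.21, -0.112, 8.5, 0.32, -4.44, -1.21, -0.112, 8.5, 0.81, -4.37, -1.21, -0.112, 8.5, -0.04, -3.13, -0.22, -0.133, 8.5, 0.38, -3.11, -0.22, -0.134, 8.5, 0.79, -3.02, -0.23, -0.133, 8.5]
6 [1.18, -2.9, -0.22, -0.133, 8.5, 1.56, -2.71, -0.22, -0.134, 8.5, 1.91, -2.48, -0.22, -0.133, 8.5, 2.22, -2.21, -0.22, -0.133, 8.5, 2.49, -1.89, -0.23, -0.134, 8.5, 2.72, -1.55, -0.22, -0.133, 8.5]
end [48. -5. 36.] 0.9
```

Call:
send_rows(motion=[-2.91,-3.37,-1.21,-0.112,8.5,-2.52,-3.67,-1.2,-0.112,8.5,-2.09,-3.93,-1.21,-0.112,8.5,-1.64,-4.14,-1.21,-0.112,8.5,-1.16,-4.3,-1.21,-0.112,8.5,-0.68,-4.4,-1.2,-0.112,8.5,-0.19,-4.45,-1.21,-0.112,8.5,0.32,-4.44,-1.21,-0.112,8.5,0.81,-4.37,-1.21,-0.112,8.5,-0.04,-3.13,-0.22,-0.133,8.5,0.38,-3.11,-0.22,-0.134,8.5,0.79,-3.02,-0.23,-0.133,8.5])

```text
time: 2.7
eef_pos: [0.4244, -0.2125, 0.3517]
tcp_rot: [0.997, 0.075, 0.003, 0.0]
contact_force: [0.1, 0.2, 0.3]
opening: 0.998
```

Call:
send_rows(motion=[1.18,-2.9,-0.22,-0.133,8.5,1.56,-2.71,-0.22,-0.134,8.5,1.91,-2.48,-0.22,-0.133,8.5,2.22,-2.21,-0.22,-0.133,8.5,2.49,-1.89,-0.23,-0.134,8.5,2.72,-1.55,-0.22,-0.133,8.5])

```text
time: 3.3
eef_pos: [0.4665, -0.0211, 0.3675]
tcp_rot: [0.881, 0.472, 0.004, 0.004]
contact_force: [0.8, 0.6, -0.0]
opening: 0.998
```

```bash
python3 - <<'E'
from h import *
st(); im,d,P,M=look('wrist'); save('w1.png',im); np.savez('pics/w1.npz',im=im,w=cloud(d,P,M)); print(d[200:300:50,320])
E
```

```text
t 3.3 p [ 0.4665 -0.0211  0.3675] psi 0.984 F [ 0.8  0.6 -0. ] op 0.998 q6 -1.25
[0.48221642 0.488119  ]
```

View pics/w1.png

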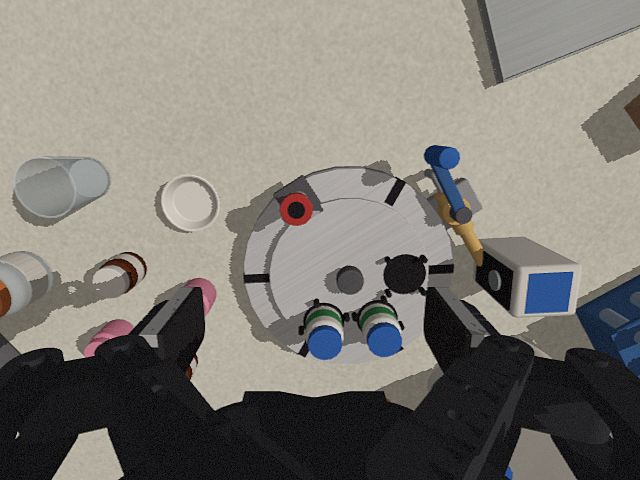

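Wrist view shows the ring at (296,208), the post at (441,157), the empty cup2 at (406,272), and spent jars in cup0 (324,330) and cup1 (380,325).

```bash
python3 - <<'E'
from h import *
from scipy.optimize import least_squares
f=np.load('pics/w1.npz'); w=f['w']; im=f['im'].astype(int); z=w[...,2]
def circ(m,c0,r0,fs=.001):
    p=w[m]; 
    s=least_squares(lambda x:np.hypot(p[:,0]-x[0],p[:,1]-x[1])-x[2],[*c0,r0],loss='soft_l1',f_scale=fs); return s.x
c0=np.array([.597,-.054])
print('bench z',np.nanmedian(z[20:100,100:400]))
for zt,r0 in [(.032,.146),(.044,.108)]:
    m=(abs(z-zt)<.004)&(np.hypot(w[...,0]-c0[0],w[...,1]-c0[1])<.16)
    e=m&~cv2.erode(m.astype(np.uint8),np.ones((3,3))).astype(bool)
    rr=np.hypot(w[...,0]-c0[0],w[...,1]-c0[1]); e&=abs(rr-r0)<.008
    print(zt,circ(e,c0,r0).round(4),e.sum())
def col(nm,m,zl):
    m=m&(z>zl[0])&(z<zl[1])
    k,l,s,_=cv2.connectedComponentsWithStats(m.astype(np.uint8)); i=1+np.argmax(s[1:,4]); p=w[l==i]
    print(nm,s[i].tolist(),((p.max(0)+p.min(0))/2).round(4),p.mean(0).round(4),np.ptp(p,axis=0).round(3))
r,g,b=im[...,0],im[...,1],im[...,2]
col('ring',(r>1.7*g)&(r>100)&(abs(w[...,0]-.47)<.04)&(abs(w[...,1]+.05)<.04),(.096,.108))
col('post',(b>1.5*r),(.108,.12))
col('hub',(np.hypot(w[...,0]-c0[0],w[...,1]-c0[1])<.03),(.05,.09))
col('cup2',(r+g+b<120)&(np.hypot(w[...,0]-.634,w[...,1]-.01)<.04),(.04,.05))
ax=(b>1.1*r)&(z>.05)&(z<.09)&(abs(w[...,1]-.11)<.04)
print('handle pts',w[ax].mean(0))
E
```

```text
bench z 0.0018398890265662327
0.032 [ 0.5969 -0.0499  0.1431] 907
0.044 [ 0.596  -0.0502  0.1057] 739
ring [280, 193, 32, 33, 581] [ 0.4721 -0.0474  0.1024] [ 0.4714 -0.047   0.1029] [0.036 0.036 0.006]
post [436, 147, 24, 23, 416] [0.5138 0.1203 0.1136] [0.5132 0.1196 0.1153] [0.023 0.023 0.011]
hub [336, 266, 28, 29, 628] [ 0.5966 -0.0493  0.0594] [ 0.5943 -0.0486  0.0645] [0.035 0.035 0.018]
cup2 [384, 255, 42, 39, 1249] [0.6368 0.0147 0.0468] [0.6356 0.0157 0.0469] [0.059 0.057 0.005]
handle pts [0.57233908 0.11503698 0.06695356]
```

```bash
python3 - <<'E'
from h import *
st(); plan([(.513,.117,.22,1.57,8.5),(.513,.117,.22,1.57,8.5,2)])
E
```

```text
t 3.35 p [ 0.4669 -0.0174  0.3681] psi 0.992 F [-1.4  1.8  0.4] op 0.995 q6 -1.25
7 [2.75, -0.7, 2.96, -0.116, 8.5, 2.82, -0.38, 2.96, -0.115, 8.5, 2.84, -0.05, 2.97, -0.116, 8.5, 2.83, 0.28, 2.96, -0.116, 8.5, 2.78, 0.6, 2.96, -0.115, 8.5, 0, 0, 0, 0, 8.5, 0, 0, 0, 0, 8.5]
end [51.3 11.7 22. ] 1.57
```

Call:
send_rows(motion=[2.75,-0.7,2.96,-0.116,8.5,2.82,-0.38,2.96,-0.115,8.5,2.84,-0.05,2.97,-0.116,8.5,2.83,0.28,2.96,-0.116,8.5,2.78,0.6,2.96,-0.115,8.5,0,0,0,0,8.5,0,0,0,0,8.5,0,0,0,0,8.5])

```text
time: 4.15
eef_pos: [0.5173, 0.1227, 0.2204]
tcp_rot: [0.699, 0.715, 0.007, 0.009]
contact_force: [0.1, -0.7, 0.2]
opening: 0.995
```

```bash
cat >> h.py <<'E'
def blob(w,m,zl,near=None,rad=.04,nm=''):
    z=w[...,2]; m=m&(z>zl[0])&(z<zl[1])
    if near is not None: m&=np.hypot(w[...,0]-near[0],w[...,1]-near[1])<rad
    k,l,s,_=cv2.connectedComponentsWithStats(m.astype(np.uint8))
    if k<2: print(nm,'none'); return
    i=1+np.argmax(s[1:,4]); p=w[l==i]
    print(nm,s[i].tolist(),((p.max(0)+p.min(0))/2).round(4),'ext',np.ptp(p,axis=0).round(3))
E
python3 - <<'E'
from h import *
st(); im,d,P,M=look('wrist'); st(); save('w2.png',im); w=cloud(d,P,M); r,g,b=im.astype(int).transpose(2,0,1)
blob(w,(b>1.5*r),(.108,.12),nm='post')
blob(w,(r>1.7*g)&(r>100),(.096,.108),(.471,-.05),nm='ring')
blob(w,r>=0,(.05,.09),(.597,-.05),.03,nm='hub')
blob(w,r>=0,(.07,.09),(.597,.115),.03,nm='scaxis')
blob(w,(b>1.3*r),(.04,.09),(.597,.115),.1,nm='bar')
E
```

```text
t 4.15 p [0.5173 0.1227 0.2204] psi 1.592 F [ 0.1 -0.7  0.2] op 0.995 q6 -1.55
t 4.2 p [0.5177 0.1225 0.2211] psi 1.592 F [0.3 0.3 0. ] op 0.995 q6 -1.55
post [295, 205, 33, 34, 865] [0.5139 0.1213 0.1129] ext [0.023 0.023 0.009]
ring [52, 128, 37, 13, 331] [ 0.4579 -0.0457  0.1021] ext [0.008 0.024 0.006]
hub [99, 270, 48, 43, 1491] [ 0.5968 -0.0487  0.0591] ext [0.035 0.035 0.018]
scaxis none
bar [296, 236, 22, 57, 926] [0.5666 0.1176 0.0577] ext [0.056 0.018 0.019]
```

View pics/w2.png

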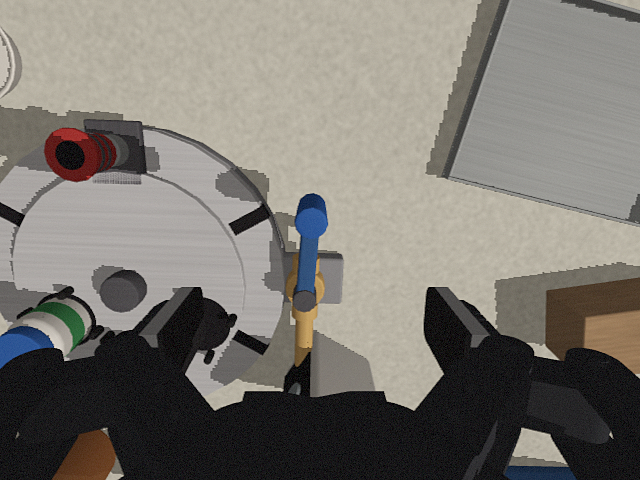

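```bash
python3 - <<'E'
s=open('h.py').read()
s=s.replace("""            c,sn=np.cos(a),np.sin(a)
            Rm=np.array([[c,sn,0],[sn,-c,0],[0,0,-1]])
""","").replace("w=round(-(ga-a),3)\n            p=p+Rm@d; a=a-w","w=round(-(ga-a),3)\n            p=p+Rm@d; a=a-w; Rm=Rm@R.from_rotvec([0,0,w]).as_matrix()")
s=s.replace("    rows=[]\n","    rows=[]; Rm=R.from_quat(s['tcp_rot']).as_matrix()\n")
s=s.replace("'q6',round(s['qpos'][5],2))","'q6',round(s['qpos'][5],2),'zt',R.from_quat(s['tcp_rot']).as_matrix()[:2,2].round(4))")
open('h.py','w').write(s)
E
python3 - <<'E'
from h import *
st(); plan([(.514,.1213,.12,1.57,6,4),(.514,.1213,.076,1.57,6,3)])
E
```

```text
t 4.2 p [0.5177 0.1225 0.2211] psi 1.592 F [0.3 0.3 0. ] op 0.995 q6 -1.55 zt [ 0.0242 -0.003 ]
7 [-0.02, -0.15, 2.52, 0.005, 6, -0.02, -0.16, 2.53, 0.006, 6, -0.02, -0.15, 2.52, 0.005, 6, -0.02, -0.16, 2.53, 0.006, 6, 0, -0.03, 1.47, 0, 6, 0.01, -0.04, 1.46, 0, 6, 0, -0.03, 1.47, 0, 6]
end [51.4  12.13  7.6 ] 1.57
```

Call:
send_rows(motion=[0,-0.15,2.52,0.005,6,0,-0.15,2.52,0.005,6,0,-0.15,2.52,0.005,6,0,-0.15,2.52,0.005,6,0,-0.03,1.4,0,6,0,0,0.8,0,6,0,0,0,0,6])

```text
time: 4.9
eef_pos: [0.5244, 0.1162, 0.1084]
tcp_rot: [0.711, 0.702, 0.017, 0.019]
contact_force: [0.2, -0.8, 0.3]
opening: 0.706
```

```bash
python3 - <<'E'
from h import *
st(); im,d,P,M=look('wrist'); st(); save('w3.png',im); w=cloud(d,P,M); r,g,b=im.astype(int).transpose(2,0,1)
blob(w,(b>1.5*r),(.108,.12),nm='post')
E
```

```text
t 4.9 p [0.5244 0.1162 0.1084] psi 1.558 F [ 0.2 -0.8  0.3] op 0.706 q6 -1.52 zt [ 0.0511 -0.0034]
t 4.95 p [0.525  0.1163 0.1093] psi 1.558 F [-0.2  0.  -0.6] op 0.697 q6 -1.52 zt [ 0.0528 -0.0034]
post [295, 244, 58, 60, 2634] [0.5138 0.1212 0.1129] ext [0.024 0.023 0.01 ]
```

View pics/w3.png

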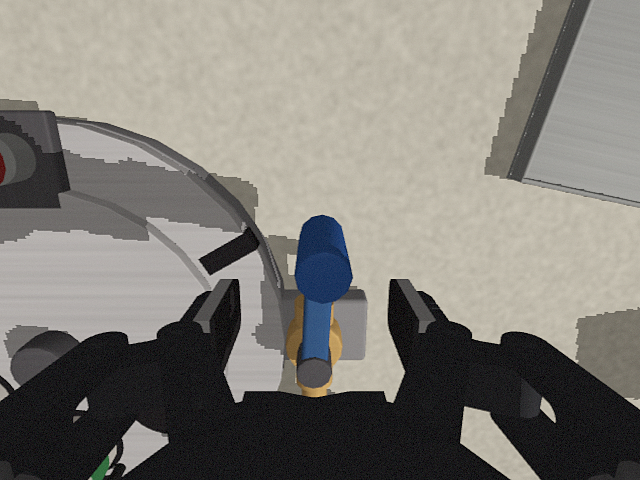

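Call:
send_rows(motion=[0,0,0,0,6,0,0,0,0,6,0,0,0,0,6])

```text
time: 5.25
eef_pos: [0.5276, 0.1163, 0.113]
tcp_rot: [0.711, 0.702, 0.02, 0.022]
contact_force: [-0.1, 0.2, 0.8]
opening: 0.705
```

```bash
python3 - <<'E'
from h import *
st()
E
```

```text
t 5.25 p [0.5276 0.1163 0.113 ] psi 1.558 F [-0.1  0.2  0.8] op 0.705 q6 -1.52 zt [ 0.0592 -0.0032]
```

Call:
send_rows(motion=[0,0,1,0,6])

```text
time: 5.35
eef_pos: [0.5298, 0.1165, 0.1049]
tcp_rot: [0.711, 0.702, 0.022, 0.024]
contact_force: [-0.1, -0.2, -0.7]
opening: 0.705
```

```bash
python3 - <<'E'
from h import *
st(); s=ctrl.get_state(); print(s['qpos'].round(4),s['dq'].round(4))
E
```

```text
t 5.35 p [0.5298 0.1165 0.1049] psi 1.558 F [-0.1 -0.2 -0.7] op 0.705 q6 -1.52 zt [ 0.064 -0.003]
[ 0.0316  0.1063  2.0362 -0.0062  0.9352 -1.5233] [ 1.000e-04  1.719e-01  5.180e-02 -6.000e-04 -2.122e-01  1.300e-03]
```

Call:
send_rows(motion=[0,0,0,0,6])

```text
time: 5.45
eef_pos: [0.5288, 0.1165, 0.1034]
tcp_rot: [0.711, 0.702, 0.021, 0.023]
contact_force: [-0.3, 0.3, 0.3]
opening: 0.702
```

```bash
python3 - <<'E'
from h import *
st(); s=ctrl.get_state(); print(s['qpos'].round(4),s['dq'].round(4))
E
```

```text
t 5.45 p [0.5288 0.1165 0.1034] psi 1.558 F [-0.3  0.3  0.3] op 0.702 q6 -1.52 zt [ 0.0615 -0.0031]
[ 0.0317  0.1077  2.0378 -0.0062  0.9348 -1.5233] [ 0.004  -0.0219 -0.0276  0.0002  0.003  -0.001 ]
```

Call:
send_rows(motion=[0,0,0,0,6])

```text
time: 5.55
eef_pos: [0.5289, 0.1165, 0.1033]
tcp_rot: [0.711, 0.702, 0.021, 0.023]
contact_force: [-0.5, -0.8, 0.7]
opening: 0.702
```

```bash
python3 - <<'E'
from h import *
st(); s=ctrl.get_state(); print(s['qpos'].round(4),s['dq'].round(4))
cams.read_camera('side');st(); s=ctrl.get_state(); print(s['qpos'].round(4),s['dq'].round(4))
cams.read_camera('side');st()
E
```

```text
t 5.55 p [0.5289 0.1165 0.1033] psi 1.559 F [-0.5 -0.8  0.7] op 0.702 q6 -1.52 zt [ 0.0613 -0.0031]
[ 0.0318  0.1081  2.0377 -0.0063  0.9346 -1.5233] [-0.0001  0.0111  0.0175 -0.0003 -0.0006  0.0014]
t 5.6 p [0.5285 0.1165 0.1029] psi 1.559 F [-0.5  0.4 -0.6] op 0.703 q6 -1.52 zt [ 0.0604 -0.0031]
[ 0.0318  0.1082  2.0382 -0.0063  0.9349 -1.5233] [0.0007 0.     0.003  0.0016 0.0015 0.0015]
t 5.65 p [0.5286 0.1165 0.1031] psi 1.559 F [-0.6  0.  -0.4] op 0.703 q6 -1.52 zt [ 0.0607 -0.0031]
```

Call:
send_rows(motion=[0,0,0,0,6])

```text
time: 5.75
eef_pos: [0.5285, 0.1165, 0.103]
tcp_rot: [0.711, 0.702, 0.02, 0.022]
contact_force: [-0.6, -0.2, 1.1]
opening: 0.7
```

Call:
send_rows(motion=[0,0,0,0,6])

```text
time: 5.85
eef_pos: [0.5285, 0.1165, 0.103]
tcp_rot: [0.711, 0.702, 0.02, 0.022]
contact_force: [0.4, 0.7, 0.6]
opening: 0.7
```

```bash
python3 - <<'E'
from h import *
st(); s=ctrl.get_state(); print(s['qpos'].round(4),s['dq'].round(4))
E
```

```text
t 5.85 p [0.5285 0.1165 0.103 ] psi 1.559 F [0.4 0.7 0.6] op 0.7 q6 -1.52 zt [ 0.0604 -0.0031]
[ 0.0318  0.1082  2.0381 -0.0063  0.935  -1.5233] [-0.0012 -0.0009  0.0001 -0.0001  0.0003  0.0004]
```

Call:
send_rows(motion=[0,0,-3,0,6,0,0,-3,0,6,0,0,-3,0,6,0,0,0,0,6,0,0,0,0,6])

```text
time: 6.35
eef_pos: [0.5218, 0.1167, 0.1944]
tcp_rot: [0.711, 0.702, 0.019, 0.021]
contact_force: [-0.7, 0.5, -0.9]
opening: 0.701
```

```bash
python3 - <<'E'
from h import *
st()
cams.read_camera('side');cams.read_camera('side');st(); s=ctrl.get_state(); print(s['qpos'].round(4),s['dq'].round(4))
E
```

```text
t 6.35 p [0.5218 0.1167 0.1944] psi 1.558 F [-0.7  0.5 -0.9] op 0.701 q6 -1.52 zt [ 0.057  -0.0032]
t 6.45 p [0.5218 0.1167 0.1939] psi 1.558 F [-0.7 -0.4 -1.1] op 0.703 q6 -1.52 zt [ 0.0564 -0.0032]
[ 0.0326 -0.0196  1.9874 -0.0056  1.1174 -1.5236] [ 0.0007  0.0133  0.0161  0.0003  0.0029 -0.0019]
```

Call:
send_rows(motion=[0,0,0.7,0,6,0,0,0.7,0,6,0,0,0.7,0,6,0,0,0.7,0,6,0,0,0.7,0,6,0,0,0.7,0,6,0,0,0.7,0,6,0,0,0.7,0,6])

```text
time: 7.25
eef_pos: [0.522, 0.1163, 0.1275]
tcp_rot: [0.711, 0.702, 0.015, 0.018]
contact_force: [-0.3, -0.6, -0.2]
opening: 0.699
```

```bash
python3 - <<'E'
from h import *
st()
cams.read_camera('side');cams.read_camera('side');st(); s=ctrl.get_state(); print(s['qpos'].round(4),s['dq'].round(4))
E
```

```text
t 7.25 p [0.522  0.1163 0.1275] psi 1.558 F [-0.3 -0.6 -0.2] op 0.699 q6 -1.52 zt [ 0.0466 -0.0035]
t 7.35 p [0.5212 0.1162 0.1268] psi 1.558 F [ 0.6  0.5 -0.2] op 0.702 q6 -1.52 zt [ 0.0441 -0.0036]
[ 0.0317  0.067   2.0324 -0.006   0.9982 -1.5234] [ 0.0027 -0.0168 -0.015  -0.0008  0.0138 -0.0006]
```

```bash
python3 - <<'E'
from h import *
plan([(.5148,.1212,.12,1.57,6,2),(.5148,.1212,.077,1.57,6,7)])
E
```

```text
9 [0.25, -0.34, 0.32, -0.006, 6, 0.24, -0.33, 0.33, -0.006, 6, 0, -0.03, 0.61, 0, 6, 0.01, -0.02, 0.62, 0, 6, 0, -0.03, 0.61, 0, 6, 0, -0.03, 0.61, 0, 6, 0, -0.03, 0.62, 0, 6, 0.01, -0.02, 0.61, 0, 6, 0, -0.03, 0.61, 0, 6]
end [51.48 12.12  7.7 ] 1.57
```

Call:
send_rows(motion=[0.25,-0.34,0.32,-0.006,6,0.24,-0.33,0.33,-0.006,6,0,-0.03,0.62,0,6,0,-0.03,0.62,0,6,0,-0.03,0.62,0,6,0,-0.03,0.62,0,6,0,-0.03,0.62,0,6,0,-0.03,0.62,0,6,0,-0.03,0.4,0,6])

```text
time: 8.25
eef_pos: [0.5152, 0.1216, 0.0761]
tcp_rot: [0.707, 0.707, 0.016, 0.018]
contact_force: [-0.3, -0.8, 0.1]
opening: 0.701
```

```bash
python3 - <<'E'
from h import *
im,d,P,M=look('wrist'); st(); save('w4.png',im); w=cloud(d,P,M); r,g,b=im.astype(int).transpose(2,0,1)
blob(w,(b>1.5*r),(.100,.125),nm='post')
E
```

```text
t 8.3 p [0.5146 0.1215 0.0755] psi 1.571 F [-0.6 -0.5  0.1] op 0.703 q6 -1.52 zt [ 0.0461 -0.0035]
post [273, 291, 72, 85, 4706] [0.5134 0.1211 0.1089] ext [0.024 0.024 0.018]
```

View pics/w4.png

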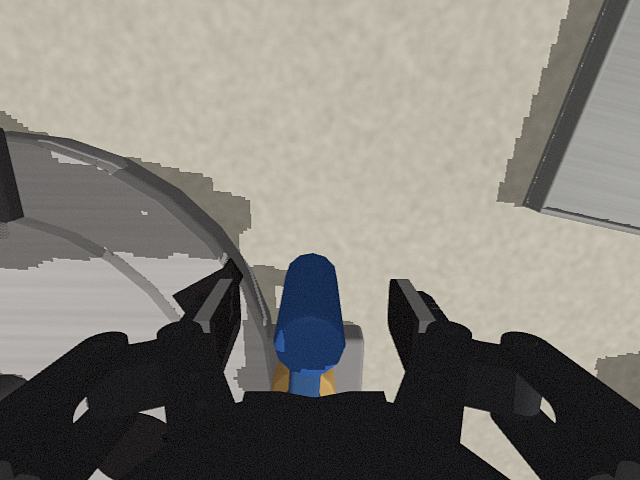

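Call:
send_rows(motion=[0,0,0,0,1,0,0,0,0,1,0,0,0,0,1,0,0,0,0,1,0,0,0,0,1,0,0,0,0,1], grip_force=30)

```text
time: 8.9
eef_pos: [0.5147, 0.1214, 0.0754]
tcp_rot: [0.707, 0.707, 0.015, 0.018]
contact_force: [-0.0, -0.5, -2.2]
opening: 0.276
```

```bash
python3 - <<'E'
from h import *
st(); s=ctrl.get_state(); p=s['eef_pos']; ax=np.array([.598,.1205])
v=p[:2]-ax; print(np.hypot(*v),np.degrees(np.arctan2(v[1],v[0])))
a0=np.arctan2(v[1],v[0])%(2*np.pi); 
plan([(*(ax+.085*np.array([np.cos(a0-x),np.sin(a0-x)])),.0765,1.571-x,1) for x in np.radians(np.arange(5,61,5))])
E
```

```text
t 8.9 p [0.5147 0.1214 0.0754] psi 1.571 F [-0.  -0.5 -2.2] op 0.276 q6 -1.52 zt [ 0.0461 -0.0034]
0.08332461680086388 179.39461643706383
12 [0.74, -0.12, -0.11, 0.087, 1, 0.74, 0.04, 0, 0.087, 1, 0.74, 0.04, 0, 0.087, 1, 0.74, 0.04, 0.01, 0.088, 1, 0.74, 0.04, 0.01, 0.087, 1, 0.74, 0.04, 0.02, 0.087, 1, 0.74, 0.04, 0.01, 0.087, 1, 0.74, 0.04, 0.02, 0.088, 1, 0.74, 0.04, 0.02, 0.087, 1, 0.74, 0.04, 0.03, 0.087, 1, 0.74, 0.04, 0.02, 0.088, 1, 0.74, 0.04, 0.03, 0.087, 1]
end [55.63 19.45  7.65] 0.524
```

Call:
send_rows(motion=[0.74,0,0,0.087,1,0.74,0.04,0,0.087,1,0.74,0.04,0,0.087,1,0.74,0.04,0,0.087,1,0.74,0.04,0,0.087,1,0.74,0.04,0,0.087,1])

```text
time: 9.5
eef_pos: [0.5284, 0.1616, 0.0755]
tcp_rot: [0.867, 0.498, 0.019, 0.019]
contact_force: [2.5, -1.9, -1.7]
opening: 0.269
```

```bash
python3 - <<'E'
from h import *
st(); s=ctrl.get_state(); p=s['eef_pos']; ax=np.array([.598,.1205])
v=p[:2]-ax; print(np.hypot(*v),np.degrees(np.arctan2(v[1],v[0])))
E
```

```text
t 9.5 p [0.5284 0.1616 0.0755] psi 1.044 F [ 2.5 -1.9 -1.7] op 0.269 q6 -0.9 zt [ 0.0518 -0.0152]
0.08080537270143177 149.4591812656892
```

Call:
send_rows(motion=[0.74,0.02,0,0.087,1,0.74,0.02,0,0.087,1,0.74,0.02,0,0.087,1,0.74,0.02,0,0.087,1,0.74,0.02,0,0.087,1,0.74,0.02,0,0.087,1,0.74,0.02,0,0.087,1,0.74,0.02,0,0.087,1])

```text
time: 10.3
eef_pos: [0.5717, 0.1957, 0.0754]
tcp_rot: [0.985, 0.173, 0.017, 0.023]
contact_force: [2.7, -0.1, -1.4]
opening: 0.274
```

```bash
python3 - <<'E'
from h import *
st(); s=ctrl.get_state(); p=s['eef_pos']; ax=np.array([.598,.1205])
v=p[:2]-ax; print(np.hypot(*v),np.degrees(np.arctan2(v[1],v[0])))
E
```

```text
t 10.3 p [0.5717 0.1957 0.0754] psi 0.348 F [ 2.7 -0.1 -1.4] op 0.274 q6 -0.13 zt [ 0.0413 -0.0389]
0.07968377035368467 109.2413126386241
```

Call:
send_rows(motion=[0.74,0.02,0,0.087,1,0.74,0.02,0,0.087,1,0.74,0.02,0,0.087,1])

```text
time: 10.6
eef_pos: [0.593, 0.2002, 0.0754]
tcp_rot: [0.999, 0.044, 0.017, 0.024]
contact_force: [3.8, 0.5, -1.0]
opening: 0.27
```

Call:
send_rows(motion=[0.5,0.02,0,0.05,1])

```text
time: 10.7
eef_pos: [0.5978, 0.2004, 0.0754]
tcp_rot: [0.999, 0.019, 0.016, 0.024]
contact_force: [2.4, 2.1, -0.2]
opening: 0.272
```

Call:
send_rows(motion=[0.5,0.02,0,0.05,1])

```text
time: 10.8
eef_pos: [0.6014, 0.2003, 0.0753]
tcp_rot: [1.0, -0.006, 0.014, 0.025]
contact_force: [-12.0, -3.9, 11.1]
opening: 0.276
```

```bash
python3 - <<'E'
from h import *
st(); s=ctrl.get_state(); p=s['eef_pos']; ax=np.array([.598,.1205])
v=p[:2]-ax; print(np.hypot(*v),np.degrees(np.arctan2(v[1],v[0])))
E
```

```text
t 10.8 p [0.6014 0.2003 0.0753] psi -0.01 F [-12.   -3.9  11.1] op 0.276 q6 0.23 zt [ 0.0267 -0.0493]
0.0798665642178652 87.55290957355882
```

Call:
send_rows(motion=[0.2,0,0,0,1,0,0,0,0,5,0,0,0,0,5,0,0,0,0,5])

```text
time: 11.2
eef_pos: [0.6018, 0.2004, 0.0757]
tcp_rot: [1.0, -0.006, 0.01, 0.025]
contact_force: [0.3, 0.9, 0.9]
opening: 0.588
```

```bash
python3 - <<'E'
from h import *
im,d,P,M=look('wrist'); st(); save('w5.png',im); w=cloud(d,P,M); r,g,b=im.astype(int).transpose(2,0,1)
blob(w,(b>1.5*r),(.100,.125),nm='post')
E
```

```text
t 11.25 p [0.6018 0.2004 0.0758] psi -0.011 F [0.3 1.  0.3] op 0.582 q6 0.23 zt [ 0.02   -0.0504]
post [276, 295, 73, 85, 4732] [0.6    0.2017 0.1089] ext [0.024 0.024 0.018]
```

View pics/w5.png

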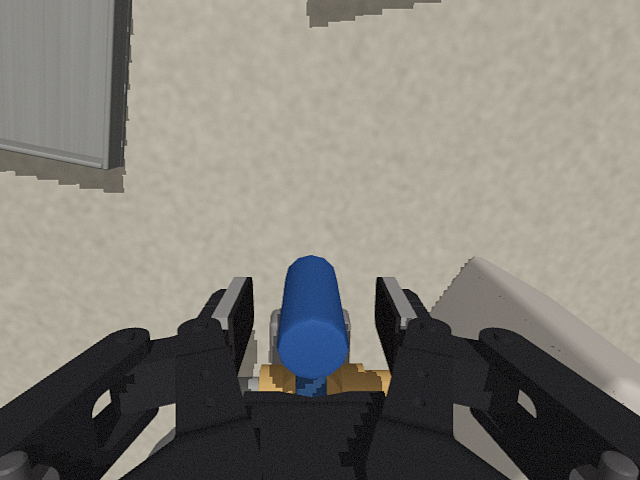

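Stopcock is shut: the post now lies at (0.600, 0.202), across the pipe. Next are the spent jars.

```bash
python3 - <<'E'
from h import *
plan([(.6018,.2004,.19,0,7,6),(.672,-.05,.19,0,7,9),(.672,-.05,.19,0,7,2)])
E
```

```text
12 [0.04, 0.1, -1.9, -0.002, 7, 0.04, 0.09, -1.9, -0.002, 7, 0.04, 0.1, -1.9, -0.001, 7, 0.03, 0.1, -1.9, -0.002, 7, 0.04, 0.09, -1.9, -0.002, 7, 0.04, 0.1, -1.9, -0.002, 7, 0.78, 2.78, 0.16, 0, 7, 0.78, 2.78, 0.15, 0, 7, 0.78, 2.77, 0.16, 0, 7, 0.77, 2.78, 0.15, 0, 7, 0.78, 2.78, 0.16, 0, 7, 0.78, 2.78, 0.15, 0, 7]
5 [0.78, 2.78, 0.16, 0, 7, 0.78, 2.77, 0.15, 0, 7, 0.78, 2.78, 0.16, 0, 7, 0, 0, 0, 0, 7, 0, 0, 0, 0, 7]
end [67.2 -5.  19. ] 0.0
```

Call:
send_rows(motion=[0,0.1,-1.5,0,7,0,0.1,-2,0,7,0,0.1,-2,0,7,0,0.1,-2,0,7,0,0.1,-2,0,7,0,0.1,-1.8,0,7,0.4,1.5,0.1,0,7,0.8,2.8,0.15,0,7,0.8,2.8,0.15,0,7,0.8,2.8,0.15,0,7,0.8,2.8,0.15,0,7,0.8,2.8,0.15,0,7])

```text
time: 12.45
eef_pos: [0.6444, 0.038, 0.2019]
tcp_rot: [1.0, -0.002, 0.016, 0.025]
contact_force: [0.7, -0.6, 0.1]
opening: 0.822
```

Call:
send_rows(motion=[0.8,2.8,0.15,0,7,0.8,2.8,0.15,0,7,0.8,2.8,0.15,0,7,0.5,1.5,0.1,0,7,0.2,0.7,0,0,7,0,0,0,0,7])

```text
time: 13.05
eef_pos: [0.674, -0.0822, 0.1997]
tcp_rot: [1.0, -0.006, 0.014, 0.026]
contact_force: [0.1, 0.9, -0.0]
opening: 0.819
```

```bash
python3 - <<'E'
from h import *
im,d,P,M=look('wrist'); st(); save('w6.png',im); w=cloud(d,P,M); r,g,b=im.astype(int).transpose(2,0,1)
lid=(b>1.5*r)
blob(w,lid,(.097,.115),(.672,-.05),.035,nm='cup1'); blob(w,lid,(.097,.115),(.633,-.115),.035,nm='cup0')
blob(w,(r>1.7*g)&(r>100),(.096,.108),nm='ring')
blob(w,r>=0,(.062,.09),(.597,-.05),.03,nm='hub')
E
```

```text
t 13.1 p [ 0.6738 -0.0815  0.1995] psi -0.011 F [ 0.1  0.1 -0.3] op 0.824 q6 -0.23 zt [ 0.027  -0.0514]
cup1 [274, 145, 67, 69, 3513] [ 0.6722 -0.0495  0.1027] ext [0.043 0.043 0.011]
cup0 [223, 241, 62, 61, 2978] [ 0.6341 -0.1141  0.1024] ext [0.042 0.044 0.011]
ring [0, 154, 25, 55, 892] [ 0.4821 -0.0479  0.1012] ext [0.019 0.034 0.007]
hub [182, 147, 48, 48, 1804] [ 0.5973 -0.0487  0.065 ] ext [0.035 0.035 0.006]
```

View pics/w6.png

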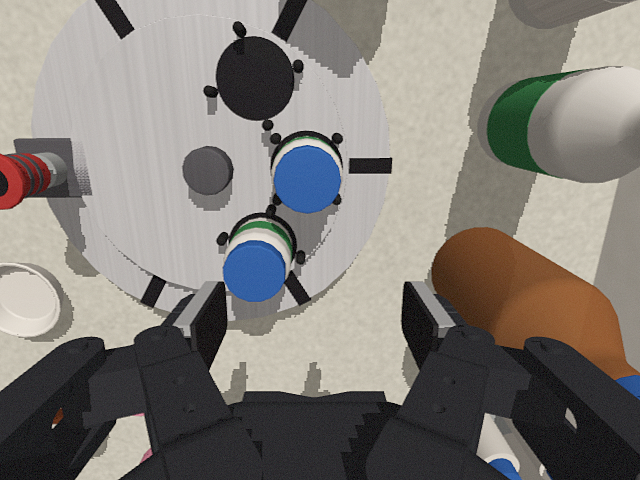

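```bash
python3 - <<'E'
from h import *
plan([(.6727,-.0505,.17,0,7,3),(.6727,-.0505,.064,0,7,8)])
E
```

```text
11 [-0.08, -1.08, 0.93, -0.004, 7, -0.07, -1.08, 0.93, -0.003, 7, -0.07, -1.09, 0.93, -0.004, 7, -0.04, -0.07, 1.32, 0, 7, -0.03, -0.07, 1.32, 0, 7, -0.04, -0.06, 1.33, 0, 7, -0.03, -0.07, 1.32, 0, 7, -0.04, -0.07, 1.32, 0, 7, -0.03, -0.07, 1.32, 0, 7, -0.04, -0.06, 1.33, 0, 7, -0.03, -0.07, 1.32, 0, 7]
end [67.27 -5.05  6.4 ] 0.0
```

Call:
send_rows(motion=[-0.08,-1.08,0.9,0,7,-0.07,-1.08,0.9,0,7,-0.07,-1.08,0.9,0,7,-0.04,-0.07,1.3,0,7,-0.04,-0.07,1.3,0,7,-0.04,-0.07,1.3,0,7,-0.04,-0.07,1.3,0,7,-0.04,-0.07,1.2,0,7,-0.04,-0.07,1,0,7])

```text
time: 14.0
eef_pos: [0.6707, -0.0412, 0.087]
tcp_rot: [1.0, -0.002, 0.013, 0.025]
contact_force: [-0.2, 0.1, -0.5]
opening: 0.82
```

```bash
python3 - <<'E'
from h import *
im,d,P,M=look('wrist'); st(); save('w7.png',im); w=cloud(d,P,M); r,g,b=im.astype(int).transpose(2,0,1)
lid=(b>1.5*r)
blob(w,lid,(.097,.115),(.672,-.05),.035,nm='cup1')
plan([(.6727,-.0505,.064,0,7,3)])
E
```

```text
t 14.05 p [ 0.6693 -0.041   0.0848] psi -0.004 F [-0.9 -0.1 -0.8] op 0.821 q6 -0.16 zt [ 0.0218 -0.0491]
cup1 [263, 276, 113, 108, 9311] [ 0.6717 -0.0495  0.1023] ext [0.043 0.044 0.011]
3 [0.1, 0.28, 0.71, -0.001, 7, 0.1, 0.28, 0.71, -0.002, 7, 0.1, 0.29, 0.71, -0.001, 7]
end [67.27 -5.05  6.4 ] -0.0
```

View pics/w7.png

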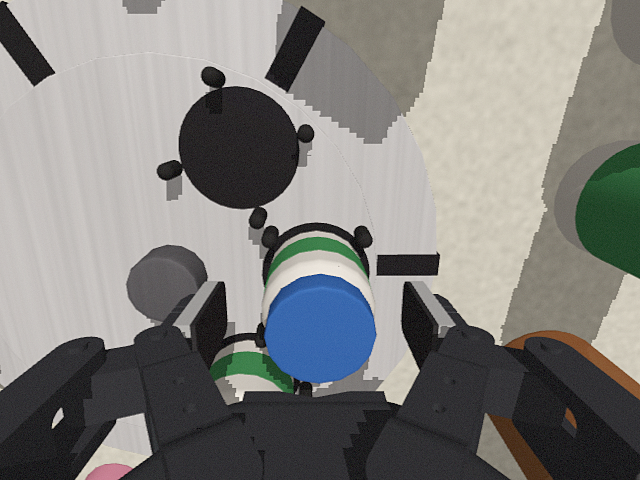

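Call:
send_rows(motion=[0.1,0.28,0.7,0,7,0.1,0.28,0.7,0,7,0.1,0.28,0.5,0,7,0,0,0,0,7])

```text
time: 14.45
eef_pos: [0.6735, -0.0521, 0.0648]
tcp_rot: [1.0, -0.003, 0.011, 0.025]
contact_force: [0.2, 0.4, 0.1]
opening: 0.82
```

```bash
python3 - <<'E'
from h import *
cams.read_camera('side'); st()
E
```

```text
t 14.5 p [ 0.6737 -0.052   0.0653] psi -0.005 F [-0.1 -0.3 -0.8] op 0.819 q6 -0.18 zt [ 0.0232 -0.0496]
```

Call:
send_rows(motion=[0,0,0,0,4,0,0,0,0,4,0,0,0,0,4,0,0,0,0,4,0,0,0,0,4], grip_force=35)

```text
time: 15.0
eef_pos: [0.6743, -0.0518, 0.0666]
tcp_rot: [1.0, -0.003, 0.013, 0.025]
contact_force: [-0.9, 0.1, -0.7]
opening: 0.574
```

```bash
python3 - <<'E'
from h import *
st()
E
```

```text
t 15.0 p [ 0.6743 -0.0518  0.0666] psi -0.005 F [-0.9  0.1 -0.7] op 0.574 q6 -0.18 zt [ 0.0252 -0.0498]
```

```bash
python3 - <<'E'
from h import *
plan([(.674,-.052,.19,0,4,8),(.44,.36,.19,0.3,4,18)])
E
```

```text
12 [0.04, 0.08, -1.54, -0.001, 4, 0.03, 0.08, -1.54, 0, 4, 0.04, 0.08, -1.54, -0.001, 4, 0.03, 0.08, -1.54, 0, 4, 0.04, 0.07, -1.54, -0.001, 4, 0.03, 0.08, -1.54, -0.001, 4, 0.04, 0.08, -1.54, 0, 4, 0.03, 0.08, -1.54, -0.001, 4, -1.3, -2.28, -0.15, -0.017, 4, -1.26, -2.31, -0.14, -0.016, 4, -1.22, -2.33, -0.15, -0.017, 4, -1.18, -2.34, -0.15, -0.017, 4]
12 [-1.15, -2.37, -0.14, -0.016, 4, -1.1, -2.38, -0.15, -0.017, 4, -1.07, -2.41, -0.15, -0.017, 4, -1.02, -2.42, -0.14, -0.016, 4, -0.98, -2.43, -0.15, -0.017, 4, -0.95, -2.46, -0.15, -0.017, 4, -0.9, -2.47, -0.14, -0.016, 4, -0.86, -2.48, -0.15, -0.017, 4, -0.82, -2.5, -0.15, -0.017, 4, -0.78, -2.51, -0.14, -0.016, 4, -0.73, -2.52, -0.15, -0.017, 4, -0.7, -2.53, -0.15, -0.016, 4]
2 [-0.65, -2.55, -0.14, -0.017, 4, -0.61, -2.56, -0.15, -0.017, 4]
end [44. 36. 19.] 0.3
```

Call:
send_rows(motion=[0,0.08,-1,0,4,0,0.08,-1.5,0,4,0,0.08,-1.5,0,4,0,0.08,-1.5,0,4,0,0.08,-1.5,0,4,0,0.08,-1.5,0,4,0,0.08,-1.5,0,4,0,0.08,-1.5,0,4,-0.7,-1.2,-0.1,0,4,-1.3,-2.3,-0.15,0,4,-1.3,-2.3,-0.15,0,4,-1.3,-2.3,-0.15,0,4])

```text
time: 16.2
eef_pos: [0.6248, 0.0302, 0.1957]
tcp_rot: [1.0, -0.005, 0.015, 0.025]
contact_force: [-0.1, -0.0, -1.0]
opening: 0.571
```

Call:
send_rows(motion=[-1.3,-2.3,-0.15,0,4,-1.3,-2.3,-0.15,0,4,-1.3,-2.3,-0.15,0,4,-1.3,-2.3,-0.15,0,4,-1.3,-2.3,-0.15,0,4,-1.3,-2.3,-0.15,0,4,-1.3,-2.3,-0.15,0,4,-1.3,-2.3,-0.15,0,4,-1.3,-2.3,-0.15,0,4,-1.3,-2.3,-0.15,0,4,-0.8,-1.4,-0.15,0,4,0,0,0,0,4])

```text
time: 17.4
eef_pos: [0.4653, 0.2943, 0.1883]
tcp_rot: [1.0, -0.001, 0.005, 0.024]
contact_force: [0.2, -0.7, -1.3]
opening: 0.571
```

```bash
python3 - <<'E'
from h import *
im,d,P,M=look('wrist'); st(); save('w8.png',im); w=cloud(d,P,M); z=w[...,2]
m=(z>.012)&(z<.024)&(w[...,1]>.2)&(w[...,0]<.56); p=w[m]; print(cv2.minAreaRect(p[:,:2].astype(np.float32)*1000), m.sum())
E
```

```text
t 17.45 p [0.4657 0.2935 0.1882] psi -0.003 F [-0.3  0.5 -1.5] op 0.574 q6 0.42 zt [ 0.01   -0.0494]
((396.5347595214844, 355.5444641113281), (187.7029571533203, 283.3434753417969), 89.93248748779297) 4133
```

View pics/w8.png

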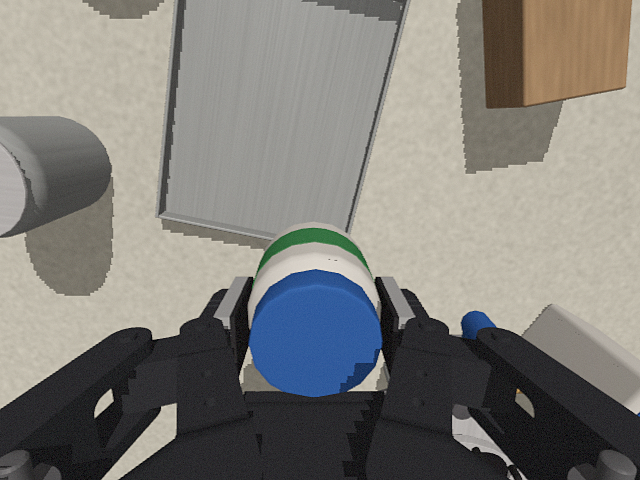

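```bash
python3 - <<'E'
from h import *
im,d,P,M=look('wrist'); w=cloud(d,P,M)
for u,v in [(158,215),(349,235),(177,10),(405,10),(404,3)]:
    print(u,v,np.nanmedian(w[max(0,v-1):v+2,u-1:u+2].reshape(-1,3),axis=0).round(3))
E
```

```text
158 215 [0.332 0.284 0.02 ]
349 235 [0.5   0.26  0.002]
177 10 [0.366 0.441 0.017]
405 10 [0.535 0.44  0.02 ]
404 3 [0.535 0.445 0.018]
```

```bash
python3 - <<'E'
from h import *
plan([(.436,.42,.15,0,4,6),(.436,.42,.06,0,4,6)])
E
```

```text
12 [-0.52, -2.15, 0.53, -0.001, 4, -0.52, -2.14, 0.52, 0, 4, -0.53, -2.15, 0.53, -0.001, 4, -0.52, -2.15, 0.53, -0.001, 4, -0.51, -2.15, 0.52, 0, 4, -0.52, -2.15, 0.53, -0.001, 4, -0.02, -0.07, 1.5, 0, 4, -0.01, -0.08, 1.5, 0, 4, -0.02, -0.07, 1.49, 0, 4, -0.01, -0.08, 1.5, 0, 4, -0.02, -0.07, 1.5, 0, 4, -0.01, -0.07, 1.5, 0, 4]
end [43.6 42.   6. ] -0.0
```

Call:
send_rows(motion=[-0.5,-2.15,0.5,0,4,-0.5,-2.15,0.5,0,4,-0.5,-2.15,0.5,0,4,-0.5,-2.15,0.5,0,4,-0.5,-2.15,0.5,0,4,-0.5,-2,0.5,0,4,0,-0.07,1.5,0,4,0,-0.07,1.5,0,4,0,-0.07,1.5,0,4,0,-0.07,1.5,0,4,0,-0.07,1.4,0,4,0,-0.07,1,0,4])

```text
time: 18.7
eef_pos: [0.4443, 0.412, 0.0589]
tcp_rot: [1.0, -0.01, 0.006, 0.027]
contact_force: [-0.2, 0.7, -1.6]
opening: 0.569
```

```bash
python3 - <<'E'
from h import *
cams.read_camera('side'); st()
plan([(.436,.42,.027,0,4,5)])
E
```

```text
t 18.75 p [0.4433 0.4113 0.0571] psi -0.019 F [-0.9 -0.6 -2.8] op 0.576 q6 0.66 zt [ 0.0086 -0.0563]
5 [-0.16, -0.21, 0.59, -0.004, 4, -0.15, -0.2, 0.59, -0.004, 4, -0.15, -0.21, 0.59, -0.004, 4, -0.16, -0.2, 0.59, -0.003, 4, -0.15, -0.21, 0.59, -0.004, 4]
end [43.6 42.   2.7] -0.0
```

Call:
send_rows(motion=[-0.1,-0.2,0.6,0,4,-0.1,-0.2,0.6,0,4,-0.1,-0.2,0.6,0,4,-0.1,-0.2,0.5,0,4,0,0,0.4,0,4])

```text
time: 19.25
eef_pos: [0.4406, 0.4193, 0.0288]
tcp_rot: [1.0, -0.01, 0.006, 0.027]
contact_force: [0.7, 0.2, -1.0]
opening: 0.572
```

```bash
python3 - <<'E'
from h import *
st();cams.read_camera('side'); st()
E
```

```text
t 19.25 p [0.4406 0.4193 0.0288] psi -0.019 F [ 0.7  0.2 -1. ] op 0.572 q6 0.67 zt [ 0.0113 -0.0543]
t 19.3 p [0.4402 0.4188 0.0281] psi -0.019 F [-0.1 -0.8 -1.2] op 0.568 q6 0.67 zt [ 0.0103 -0.0551]
```

Down gently until contact, then release.

Call:
send_rows(motion=[0,0,0.2,0,4])

```text
time: 19.4
eef_pos: [0.4405, 0.419, 0.0262]
tcp_rot: [1.0, -0.01, 0.006, 0.027]
contact_force: [0.6, 0.4, -1.5]
opening: 0.573
```

Call:
send_rows(motion=[0,0,0.15,0,4,0,0,0,0,6.5,0,0,0,0,6.5,0,0,0,0,6.5])

```text
time: 19.8
eef_pos: [0.4417, 0.4197, 0.027]
tcp_rot: [1.0, -0.01, 0.007, 0.027]
contact_force: [-0.7, -0.2, -0.2]
opening: 0.76
```

```bash
python3 - <<'E'
from h import *
im,d,P,M=look('wrist'); st(); save('w9.png',im); w=cloud(d,P,M); r,g,b=im.astype(int).transpose(2,0,1)
blob(w,b>1.5*r,(.05,.08),(.44,.42),.04,nm='jar')
im,d,P,M=look('side'); cv2.imwrite('pics/s9.png',cv2.resize(im[130:260,220:440,::-1],None,fx=3,fy=3))
E
```

```text
t 19.85 p [0.4418 0.4197 0.027 ] psi -0.019 F [ 0.5  0.4 -0.1] op 0.759 q6 0.67 zt [ 0.0135 -0.0531]
jar [244, 270, 132, 127, 12980] [0.4394 0.4216 0.0595] ext [0.043 0.044 0.015]
```

View pics/s9.png

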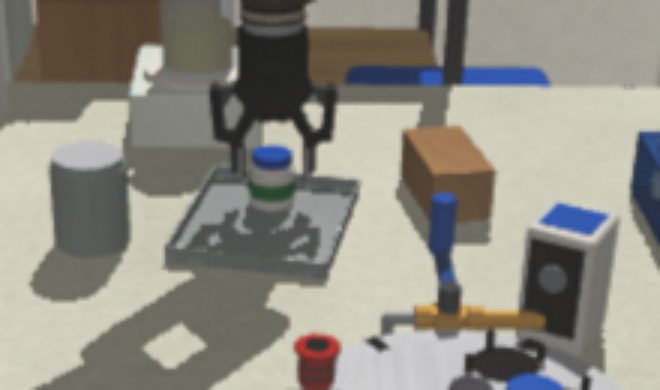

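First spent jar stands upright in the tray. Now the one in cup0.

```bash
python3 - <<'E'
from h import *
plan([(.441,.42,.17,0,6.8,6),(.62,-.06,.19,-.8,6.8,18)])
E
```

```text
12 [0.02, 0.12, -2.38, -0.003, 6.8, 0.02, 0.12, -2.38, -0.003, 6.8, 0.03, 0.12, -2.38, -0.004, 6.8, 0.02, 0.13, -2.39, -0.003, 6.8, 0.02, 0.12, -2.38, -0.003, 6.8, 0.02, 0.12, -2.38, -0.003, 6.8, 1, 2.67, 0.04, 0.044, 6.8, 1.11, 2.62, 0.05, 0.045, 6.8, 1.23, 2.57, 0.04, 0.044, 6.8, 1.34, 2.51, 0.05, 0.045, 6.8, 1.45, 2.45, 0.04, 0.044, 6.8, 1.56, 2.38, 0.05, 0.045, 6.8]
12 [1.67, 2.31, 0.04, 0.044, 6.8, 1.76, 2.24, 0.05, 0.044, 6.8, 1.86, 2.15, 0.04, 0.045, 6.8, 1.96, 2.07, 0.04, 0.044, 6.8, 2.05, 1.98, 0.05, 0.045, 6.8, 2.13, 1.89, 0.04, 0.044, 6.8, 2.21, 1.79, 0.05, 0.045, 6.8, 2.3, 1.69, 0.04, 0.044, 6.8, 2.36, 1.59, 0.05, 0.045, 6.8, 2.43, 1.48, 0.04, 0.044, 6.8, 2.5, 1.37, 0.05, 0.044, 6.8, 2.55, 1.26, 0.04, 0.045, 6.8]
end [62. -6. 19.] -0.8
```

Call:
send_rows(motion=[0,0.1,-1.5,0,6.8,0,0.1,-2.4,0,6.8,0,0.1,-2.5,0,6.8,0,0.1,-2.5,0,6.8,0,0.1,-2.5,0,6.8,0,0.1,-2.4,0,6.8,1,2.6,0,0.044,6.8,1.1,2.6,0,0.044,6.8,1.2,2.6,0,0.044,6.8,1.3,2.5,0,0.044,6.8,1.4,2.5,0,0.044,6.8,1.6,2.4,0,0.044,6.8])

```text
time: 21.1
eef_pos: [0.4973, 0.259, 0.1955]
tcp_rot: [0.989, -0.143, 0.017, 0.021]
contact_force: [0.7, -0.9, 0.2]
opening: 0.797
```

Call:
send_rows(motion=[1.7,2.3,0,0.044,6.8,1.8,2.2,0,0.044,6.8,1.9,2.2,0,0.044,6.8,2,2.1,0,0.044,6.8,2.1,2,0,0.044,6.8,2.1,1.9,0,0.044,6.8,2.2,1.8,0,0.044,6.8,2.3,1.7,0,0.044,6.8,2.4,1.6,0,0.044,6.8,2,1.2,0,0.044,6.8,1.3,0.7,0,0.044,6.8,0.5,0.3,0,0.02,6.8])

```text
time: 22.3
eef_pos: [0.6001, -0.0413, 0.2297]
tcp_rot: [0.917, -0.397, 0.031, 0.012]
contact_force: [0.8, 1.0, -0.3]
opening: 0.802
```

```bash
python3 - <<'E'
from h import *
im,d,P,M=look('wrist'); st(); save('w10.png',im); w=cloud(d,P,M); r,g,b=im.astype(int).transpose(2,0,1)
lid=(b>1.5*r)
blob(w,lid,(.097,.115),(.633,-.115),.035,nm='cup0')
blob(w,r>=0,(.062,.09),(.597,-.05),.03,nm='hub')
plan([(.634,-.114,.15,-1.07,6.8,5),(.634,-.114,.064,-1.07,6.8,8)])
E
```

```text
t 22.35 p [ 0.6002 -0.0416  0.2297] psi -0.818 F [0.6 0.7 0.7] op 0.797 q6 0.61 zt [ 0.0479 -0.0463]
cup0 [373, 226, 56, 55, 2396] [ 0.6338 -0.1139  0.1026] ext [0.042 0.043 0.011]
hub [286, 202, 41, 40, 1278] [ 0.5971 -0.0486  0.065 ] ext [0.035 0.036 0.006]
12 [1.41, 0.5, 1.69, 0.05, 6.8, 1.43, 0.44, 1.69, 0.051, 6.8, 1.45, 0.36, 1.69, 0.05, 6.8, 1.47, 0.28, 1.69, 0.051, 6.8, 1.49, 0.21, 1.69, 0.05, 6.8, -0.07, 0.02, 1.07, 0, 6.8, -0.07, 0.02, 1.08, 0, 6.8, -0.07, 0.03, 1.07, 0, 6.8, -0.07, 0.02, 1.07, 0, 6.8, -0.06, 0.02, 1.08, 0, 6.8, -0.07, 0.02, 1.07, 0, 6.8, -0.07, 0.02, 1.07, 0, 6.8]
1 [-0.07, 0.02, 1.07, 0, 6.8]
end [ 63.4 -11.4   6.4] -1.07
```

Call:
send_rows(motion=[0,0,2,0,6.8])

```text
time: 22.45
eef_pos: [0.603, -0.0425, 0.2134]
tcp_rot: [0.917, -0.397, 0.034, 0.011]
contact_force: [1.1, -0.6, 0.4]
opening: 0.8
```

```bash
python3 - <<'E'
from h import *
for i in range(5):
    st(); s=ctrl.get_state(); print(s['qpos'][:5].round(4),s['dq'][:5].round(3), s['qpos'][[1,2,4]].sum()-np.pi); cams.read_camera('side')
E
```

```text
t 22.45 p [ 0.603  -0.0425  0.2134] psi -0.818 F [ 1.1 -0.6  0.4] op 0.8 q6 0.61 zt [ 0.0546 -0.0473]
[-0.2239  0.1172  1.8084 -0.0372  1.1524] [-0.024  0.214  0.191 -0.011 -0.373] -0.06359347150525263
t 22.5 p [ 0.6003 -0.042   0.2075] psi -0.817 F [-1.4 -0.7 -2.6] op 0.801 q6 0.61 zt [ 0.0458 -0.0455]
[-0.2239  0.1214  1.8148 -0.0374  1.1509] [0.013 0.011 0.051 0.001 0.078] -0.05453693002790683
t 22.55 p [ 0.5995 -0.0415  0.2073] psi -0.817 F [-1.  -0.  -1.3] op 0.797 q6 0.61 zt [ 0.043  -0.0447]
[-0.2234  0.1212  1.8153 -0.0373  1.1535] [ 0.007 -0.012 -0.017  0.001  0.023] -0.05159586603951105
t 22.6 p [ 0.6    -0.0414  0.2084] psi -0.816 F [-0.2  0.2  0.2] op 0.795 q6 0.61 zt [ 0.0445 -0.0451]
[-0.2231  0.1205  1.814  -0.0373  1.1539] [ 0.003 -0.013 -0.026 -0.003  0.001] -0.05312883037734917
t 22.65 p [ 0.6006 -0.0415  0.2094] psi -0.816 F [-0.6 -0.4  0.8] op 0.795 q6 0.61 zt [ 0.0463 -0.0455]
[-0.223   0.1199  1.8129 -0.0374  1.1538] [ 0.001 -0.01  -0.023  0.    -0.005] -0.05500563441836803
```

Call:
send_rows(motion=[1,0,0,0,6.8])

```text
time: 22.8
eef_pos: [0.6079, -0.0479, 0.2115]
tcp_rot: [0.918, -0.396, 0.031, 0.011]
contact_force: [-0.1, 0.2, -0.0]
opening: 0.797
```

```bash
python3 - <<'E'
from h import *
for i in range(5):
    st(); s=ctrl.get_state(); print(s['qpos'][:5].round(4),s['dq'][:5].round(3), s['qpos'][[1,2,4]].sum()-np.pi); cams.read_camera('side')
E
```

```text
t 22.8 p [ 0.6079 -0.0479  0.2115] psi -0.815 F [-0.1  0.2 -0. ] op 0.797 q6 0.6 zt [ 0.0484 -0.0457]
[-0.2311  0.1336  1.7936 -0.0365  1.157 ] [-0.099  0.161 -0.21   0.001  0.021] -0.05739021759669427
t 22.85 p [ 0.6093 -0.0496  0.2121] psi -0.816 F [ 0.2 -0.4  0.5] op 0.796 q6 0.6 zt [ 0.0506 -0.0471]
[-0.2329  0.1353  1.7907 -0.0373  1.1556] [-0.003 -0.008  0.002  0.001  0.001] -0.059923650520966376
t 22.9 p [ 0.6091 -0.0494  0.212 ] psi -0.817 F [-0.5  0.4  0.5] op 0.796 q6 0.6 zt [ 0.0501 -0.0467]
[-0.2329  0.1351  1.7912 -0.037   1.156 ] [ 0.002 -0.006  0.015  0.008  0.008] -0.05932258875152696
t 22.95 p [ 0.6087 -0.0492  0.2117] psi -0.817 F [ 0.6  0.1 -0.6] op 0.795 q6 0.6 zt [ 0.0494 -0.0463]
[-0.2328  0.1349  1.7919 -0.0368  1.1563] [ 0.002 -0.003  0.013  0.002  0.002] -0.05851846926835069
t 23.0 p [ 0.6084 -0.0491  0.2114] psi -0.817 F [-0.5 -0.1 -1.1] op 0.799 q6 0.6 zt [ 0.0488 -0.0461]
[-0.2327  0.1348  1.7926 -0.0368  1.1563] [ 0.002 -0.002  0.013  0.001 -0.   ] -0.05793593833169286
```

```bash
python3 - <<'E'
from h import *
plan([(.636,-.117,.19,.6,6.8,12),(.635,-.115,.1,.6,6.8,8)])
E
```

```text
12 [0.56, 0.22, 0.21, -0.118, 6.8, 0.53, 0.28, 0.22, -0.118, 6.8, 0.49, 0.35, 0.21, -0.118, 6.8, 0.45, 0.4, 0.21, -0.118, 6.8, 0.4, 0.45, 0.22, -0.118, 6.8, 0.34, 0.49, 0.21, -0.118, 6.8, 0.28, 0.53, 0.21, -0.118, 6.8, 0.22, 0.56, 0.22, -0.118, 6.8, 0.15, 0.58, 0.21, -0.118, 6.8, 0.08, 0.6, 0.21, -0.118, 6.8, 0.01, 0.6, 0.22, -0.119, 6.8, -0.06, 0.59, 0.21, -0.118, 6.8]
8 [-0.01, -0.1, 1.12, 0, 6.8, -0.01, -0.1, 1.12, 0, 6.8, -0.02, -0.1, 1.12, 0, 6.8, -0.01, -0.1, 1.12, 0, 6.8, -0.01, -0.1, 1.12, 0, 6.8, -0.01, -0.1, 1.12, 0, 6.8, -0.02, -0.1, 1.12, 0, 6.8, -0.01, -0.1, 1.12, 0, 6.8]
end [ 63.5  -11.51  10.01] 0.6
```

Call:
send_rows(motion=[0.56,0.22,0.21,-0.118,6.8,0.53,0.28,0.22,-0.118,6.8,0.49,0.35,0.21,-0.118,6.8,0.45,0.4,0.21,-0.118,6.8,0.4,0.45,0.22,-0.118,6.8,0.34,0.49,0.21,-0.118,6.8,0.28,0.53,0.21,-0.118,6.8,0.22,0.56,0.22,-0.118,6.8,0.15,0.58,0.21,-0.118,6.8,0.08,0.6,0.21,-0.118,6.8,0,0.6,0.2,-0.118,6.8,-0.06,0.6,0.2,-0.05,6.8])

```text
time: 24.25
eef_pos: [0.6383, -0.1174, 0.1907]
tcp_rot: [0.956, 0.29, 0.017, 0.029]
contact_force: [0.8, -0.0, -1.0]
opening: 0.795
```

```bash
python3 - <<'E'
from h import *
im,d,P,M=look('wrist'); st(); w=cloud(d,P,M); r,g,b=im.astype(int).transpose(2,0,1)
blob(w,b>1.5*r,(.097,.115),(.633,-.115),.035,nm='cup0')
plan([(.635,-.115,.1,.6,6.8,8)])
E
```

```text
t 24.3 p [ 0.6384 -0.1182  0.1904] psi 0.59 F [-0.3 -0.8  0.1] op 0.796 q6 -0.91 zt [ 0.0482 -0.0454]
cup0 [275, 188, 68, 68, 3496] [ 0.6337 -0.1141  0.1027] ext [0.043 0.043 0.011]
8 [-0.03, -0.13, 1.12, -0.001, 6.8, -0.03, -0.13, 1.13, -0.001, 6.8, -0.03, -0.13, 1.12, -0.002, 6.8, -0.03, -0.13, 1.13, -0.001, 6.8, -0.03, -0.13, 1.12, -0.001, 6.8, -0.03, -0.13, 1.12, -0.001, 6.8, -0.03, -0.13, 1.13, -0.002, 6.8, -0.03, -0.13, 1.12, -0.001, 6.8]
end [ 63.5 -11.5  10. ] 0.6
```

Call:
send_rows(motion=[0,-0.13,0.7,0,6.8,-0.03,-0.13,1.1,0,6.8,-0.03,-0.13,1.1,0,6.8,-0.03,-0.13,1.1,0,6.8,-0.03,-0.13,1.1,0,6.8,-0.03,-0.13,1.1,0,6.8,-0.03,-0.13,1.1,0,6.8,-0.03,-0.13,1.1,0,6.8])

```text
time: 25.1
eef_pos: [0.634, -0.113, 0.0988]
tcp_rot: [0.957, 0.289, 0.016, 0.028]
contact_force: [-0.2, -0.6, 0.4]
opening: 0.8
```

```bash
python3 - <<'E'
from h import *
im,d,P,M=look('wrist'); st(); w=cloud(d,P,M); r,g,b=im.astype(int).transpose(2,0,1)
blob(w,b>1.5*r,(.09,.115),(.633,-.115),.035,nm='cup0')
plan([(.6345,-.1148,.066,.6,6.8,5)])
E
```

```text
t 25.15 p [ 0.6324 -0.1125  0.0962] psi 0.587 F [-0.1 -0.8 -1.4] op 0.79 q6 -0.89 zt [ 0.0436 -0.0433]
cup0 [259, 246, 105, 103, 8377] [ 0.6335 -0.1142  0.099 ] ext [0.043 0.043 0.018]
5 [0, 0.03, 0.61, -0.003, 6.8, 0, 0.02, 0.6, -0.002, 6.8, 0, 0.03, 0.61, -0.003, 6.8, 0, 0.02, 0.61, -0.003, 6.8, 0, 0.03, 0.6, -0.002, 6.8]
end [ 63.45 -11.49   6.61] 0.6
```

Call:
send_rows(motion=[0,0.03,0.6,0,6.8,0,0.03,0.6,0,6.8,0,0.03,0.6,0,6.8,0,0.03,0.6,0,6.8,0,0.03,0.4,0,6.8,0,0,0.1,0,6.8,0,0,0,0,4,0,0,0,0,4,0,0,0,0,4,0,0,0,0,4,0,0,0,0,4])

```text
time: 26.25
eef_pos: [0.6355, -0.1156, 0.0654]
tcp_rot: [0.957, 0.289, 0.015, 0.028]
contact_force: [-0.5, -0.6, -1.0]
opening: 0.568
```

```bash
python3 - <<'E'
from h import *
st()
plan([(.6345,-.1148,.2,.6,4,9),(.43,.335,.2,.6,4,19)])
E
```

```text
t 26.25 p [ 0.6355 -0.1156  0.0654] psi 0.587 F [-0.5 -0.6 -1. ] op 0.568 q6 -0.89 zt [ 0.0452 -0.0439]
12 [0.02, 0.08, -1.49, -0.001, 4, 0.01, 0.08, -1.5, -0.002, 4, 0.02, 0.07, -1.49, -0.001, 4, 0.01, 0.08, -1.49, -0.002, 4, 0.02, 0.08, -1.5, -0.001, 4, 0.01, 0.08, -1.49, -0.002, 4, 0.02, 0.08, -1.49, -0.001, 4, 0.01, 0.08, -1.49, -0.002, 4, 0.02, 0.08, -1.5, -0.001, 4, 0.45, -2.56, -0.15, 0, 4, 0.44, -2.56, -0.15, 0, 4, 0.45, -2.55, -0.16, 0, 4]
12 [0.45, -2.56, -0.15, 0, 4, 0.44, -2.56, -0.15, 0, 4, 0.45, -2.56, -0.15, 0, 4, 0.45, -2.55, -0.16, 0, 4, 0.44, -2.56, -0.15, 0, 4, 0.45, -2.56, -0.15, 0, 4, 0.45, -2.56, -0.15, 0, 4, 0.44, -2.55, -0.16, 0, 4, 0.45, -2.56, -0.15, 0, 4, 0.45, -2.56, -0.15, 0, 4, 0.45, -2.56, -0.15, 0, 4, 0.44, -2.55, -0.16, 0, 4]
4 [0.45, -2.56, -0.15, 0, 4, 0.45, -2.56, -0.15, 0, 4, 0.44, -2.56, -0.15, 0, 4, 0.45, -2.55, -0.16, 0, 4]
end [43.  33.5 20. ] 0.6
```

Call:
send_rows(motion=[0,0.08,-1,0,4,0,0.08,-1.5,0,4,0,0.08,-1.5,0,4,0,0.08,-1.5,0,4,0,0.08,-1.5,0,4,0,0.08,-1.5,0,4,0,0.08,-1.5,0,4,0,0.08,-1.5,0,4,0.2,-1.2,-0.6,0,4,0.44,-2.5,-0.15,0,4,0.44,-2.5,-0.15,0,4,0.44,-2.5,-0.15,0,4])

```text
time: 27.45
eef_pos: [0.5979, -0.0335, 0.2012]
tcp_rot: [0.958, 0.286, 0.018, 0.029]
contact_force: [0.2, -1.1, -0.9]
opening: 0.571
```

Call:
send_rows(motion=[0.44,-2.5,-0.15,0,4,0.44,-2.5,-0.15,0,4,0.44,-2.5,-0.15,0,4,0.44,-2.5,-0.15,0,4,0.44,-2.5,-0.15,0,4,0.44,-2.5,-0.15,0,4,0.44,-2.5,-0.15,0,4,0.44,-2.5,-0.15,0,4,0.44,-2.5,-0.15,0,4,0.44,-2.5,-0.15,0,4,0.44,-2.5,-0.15,0,4,0.44,-2.5,-0.15,0,4])

```text
time: 28.65
eef_pos: [0.4586, 0.2644, 0.1985]
tcp_rot: [0.957, 0.288, 0.012, 0.026]
contact_force: [0.2, 0.6, -1.3]
opening: 0.568
```

```bash
python3 - <<'E'
from h import *
st()
plan([(.428,.335,.16,.6,4,4),(.428,.335,.06,.6,4,8)])
E
```

```text
t 28.65 p [0.4586 0.2644 0.1985] psi 0.584 F [ 0.2  0.6 -1.3] op 0.568 q6 -0.2 zt [ 0.0384 -0.0423]
12 [0.33, -1.95, 0.86, -0.004, 4, 0.33, -1.94, 0.85, -0.004, 4, 0.34, -1.95, 0.86, -0.004, 4, 0.35, -1.94, 0.86, -0.004, 4, -0.01, -0.07, 1.25, 0, 4, -0.01, -0.07, 1.25, 0, 4, -0.01, -0.07, 1.24, 0, 4, -0.01, -0.07, 1.25, 0, 4, -0.01, -0.07, 1.25, 0, 4, -0.01, -0.07, 1.25, 0, 4, -0.01, -0.07, 1.24, 0, 4, -0.01, -0.07, 1.25, 0, 4]
end [42.8 33.5  6. ] 0.6
```

Call:
send_rows(motion=[0.33,-1.9,0.8,0,4,0.33,-1.9,0.8,0,4,0.33,-1.7,0.8,0,4,0.2,-1,0.8,0,4,0,-0.07,1.2,0,4,0,-0.07,1.2,0,4,0,-0.07,1.2,0,4,0,-0.07,1.2,0,4,0,-0.07,1.2,0,4,0,-0.07,1.2,0,4,0,-0.07,1.2,0,4,0,-0.07,0.8,0,4])

```text
time: 29.85
eef_pos: [0.428, 0.3282, 0.062]
tcp_rot: [0.957, 0.289, 0.011, 0.026]
contact_force: [0.1, 0.6, -1.3]
opening: 0.572
```

```bash
python3 - <<'E'
from h import *
im,d,P,M=look('wrist'); st(); w=cloud(d,P,M); save('w11.png',im)
plan([(.428,.335,.027,.6,4,7)])
E
```

```text
t 29.9 p [0.4272 0.3278 0.0608] psi 0.587 F [-1.1  0.  -3.2] op 0.57 q6 -0.05 zt [ 0.0339 -0.0439]
7 [0.06, -0.11, 0.48, -0.002, 4, 0.07, -0.1, 0.48, -0.002, 4, 0.07, -0.11, 0.47, -0.002, 4, 0.06, -0.1, 0.48, -0.001, 4, 0.07, -0.11, 0.48, -0.002, 4, 0.06, -0.1, 0.48, -0.002, 4, 0.07, -0.11, 0.47, -0.002, 4]
end [42.8 33.5  2.7] 0.6
```

View pics/w11.png

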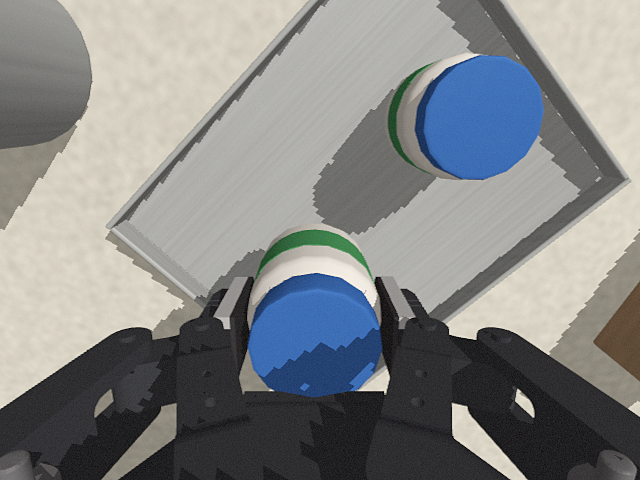

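Call:
send_rows(motion=[0,-0.1,0.5,0,4,0,-0.1,0.5,0,4,0,-0.1,0.5,0,4,0,-0.1,0.5,0,4,0,-0.1,0.5,0,4,0,-0.1,0.4,0,4,0,0,0.3,0,4,0,0,0.1,0,4])

```text
time: 30.7
eef_pos: [0.426, 0.3327, 0.0259]
tcp_rot: [0.957, 0.289, 0.011, 0.026]
contact_force: [-0.3, -0.1, -0.4]
opening: 0.573
```

```bash
python3 - <<'E'
from h import *
cams.read_camera('side');st()
E
```

```text
t 30.75 p [0.4259 0.3326 0.0259] psi 0.587 F [-0.1 -0.4 -2.3] op 0.575 q6 -0.04 zt [ 0.0366 -0.0424]
```

Call:
send_rows(motion=[0,0,0.1,0,4,0,0,0,0,6.5,0,0,0,0,6.5,0,0,0,0,6.5,0,0,-1,0,6.5,0,0.1,-2,0,6.5,0,0.1,-2,0,6.5,0,0.1,-2,0,6.5,0,0.1,-2,0,6.5,0,0.1,-2,0,6.5])

```text
time: 31.75
eef_pos: [0.4244, 0.333, 0.1413]
tcp_rot: [0.957, 0.289, 0.011, 0.026]
contact_force: [1.0, -0.1, -0.1]
opening: 0.762
```

```bash
python3 - <<'E'
from h import *
im,d,P,M=look('wrist'); st(); save('w12.png',im); w=cloud(d,P,M); r,g,b=im.astype(int).transpose(2,0,1)
for c in [(.44,.42),(.427,.333)]: blob(w,b>1.5*r,(.055,.08),c,.04,nm='jar')
plan([(.60,.202,.14,-.86,6,10)])
E
```

```text
t 31.8 p [0.4267 0.3343 0.1457] psi 0.588 F [0.2 1.8 2.4] op 0.758 q6 -0.05 zt [ 0.0429 -0.0391]
jar [380, 88, 78, 78, 4743] [0.439  0.421  0.0621] ext [0.044 0.043 0.012]
jar [280, 198, 70, 70, 3695] [0.4246 0.3343 0.061 ] ext [0.043 0.043 0.012]
10 [0.71, 2.06, 0.18, 0.145, 6, 0.99, 1.93, 0.19, 0.145, 6, 1.27, 1.76, 0.18, 0.144, 6, 1.51, 1.57, 0.18, 0.145, 6, 1.71, 1.33, 0.19, 0.145, 6, 1.9, 1.07, 0.18, 0.145, 6, 2.02, 0.79, 0.18, 0.144, 6, 2.12, 0.49, 0.19, 0.145, 6, 2.17, 0.17, 0.18, 0.145, 6, 2.17, -0.13, 0.18, 0.145, 6]
end [60.   20.19 14.  ] -0.86
```

View pics/w12.png

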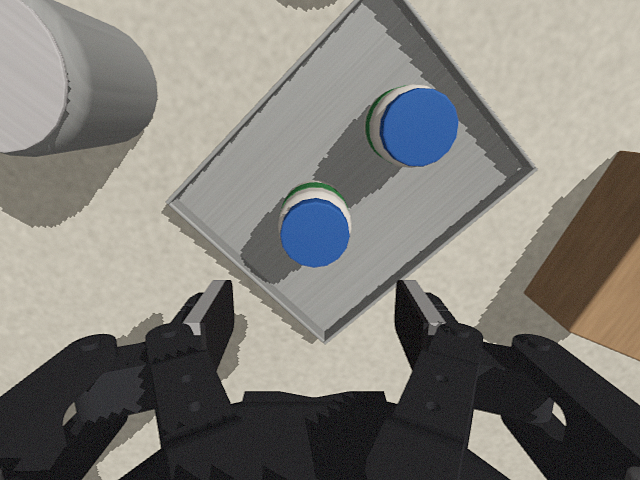

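```bash
python3 - <<'E'
from h import *
plan([(.54,.0,.21,.7,7,12),(.57,-.26,.22,.75,7,9)])
E
```

```text
12 [-0.75, 2.87, -0.39, -0.009, 7, -0.78, 2.86, -0.38, -0.01, 7, -0.8, 2.85, -0.39, -0.009, 7, -0.84, 2.85, -0.38, -0.009, 7, -0.85, 2.84, -0.39, -0.01, 7, -0.89, 2.83, -0.38, -0.009, 7, -0.91, 2.82, -0.39, -0.009, 7, -0.93, 2.81, -0.38, -0.01, 7, -0.97, 2.81, -0.39, -0.009, 7, -0.99, 2.79, -0.38, -0.01, 7, -1.02, 2.79, -0.39, -0.009, 7, -1.04, 2.77, -0.38, -0.009, 7]
9 [-1.6, 2.43, 0.02, -0.006, 7, -1.62, 2.42, 0.01, -0.005, 7, -1.63, 2.41, 0.02, -0.006, 7, -1.65, 2.4, 0.01, -0.005, 7, -1.65, 2.39, 0.02, -0.006, 7, -1.68, 2.38, 0.01, -0.006, 7, -1.68, 2.38, 0.02, -0.005, 7, -1.7, 2.36, 0.02, -0.006, 7, -1.71, 2.35, 0.01, -0.005, 7]
end [ 57. -26.  22.] 0.75
```

Call:
send_rows(motion=[-0.4,1.4,-0.2,0,7,-0.8,2.8,-0.4,-0.01,7,-0.8,2.8,-0.4,-0.01,7,-0.8,2.8,-0.4,-0.01,7,-0.9,2.8,-0.4,-0.01,7,-0.9,2.8,-0.4,-0.01,7,-0.9,2.8,-0.4,-0.01,7,-0.9,2.8,-0.4,-0.01,7,-1,2.8,-0.4,-0.01,7,-1,2.8,-0.4,-0.01,7,-1,2.8,-0.4,-0.01,7,-1,2.8,-0.4,-0.01,7])

```text
time: 33.0
eef_pos: [0.5308, -0.0031, 0.2048]
tcp_rot: [0.938, 0.346, 0.008, 0.025]
contact_force: [0.5, 0.4, 0.1]
opening: 0.82
```

Call:
send_rows(motion=[-1.6,2.4,0,0,7,-1.6,2.4,0,-0.01,7,-1.6,2.4,0,-0.01,7,-1.6,2.4,0,-0.01,7,-1.6,2.4,0,0,7,-1.7,2.4,0,0,7,-1.7,2.4,0,0,7,-1.7,2.4,0,0,7,-1,1.4,0,0,7,-0.5,0.7,0,0,7])

```text
time: 34.0
eef_pos: [0.5544, -0.2792, 0.2082]
tcp_rot: [0.934, 0.357, 0.002, 0.022]
contact_force: [1.3, 0.1, 0.3]
opening: 0.823
```

```bash
python3 - <<'E'
from h import *
im,d,P,M=look('wrist'); st(); save('w13.png',im); w=cloud(d,P,M); z=w[...,2]
m=((z>.053)&(z<.072)).astype(np.uint8)
k,l,s,c=cv2.connectedComponentsWithStats(m)
for i in range(1,k):
    if s[i,4]>300: p=w[l==i]; print(s[i].tolist(),((p.max(0)+p.min(0))/2).round(4),np.ptp(p,axis=0).round(3),im[l==i].mean(0).round())
E
```

```text
t 34.05 p [ 0.5545 -0.28    0.2082] psi 0.729 F [ 0.1 -0.5 -0.2] op 0.817 q6 -1.34 zt [ 0.02   -0.0395]
[552, 0, 65, 41, 2065] [ 0.598  -0.0517  0.0607] [0.035 0.033 0.015] [64. 61. 62.]
[112, 68, 64, 63, 3022] [ 0.402  -0.3025  0.059 ] [0.043 0.044 0.012] [184. 178. 170.]
[572, 85, 33, 17, 320] [ 0.6454 -0.0787  0.0585] [0.013 0.018 0.011] [22. 21. 21.]
[268, 122, 57, 58, 2539] [ 0.5119 -0.2545  0.0591] [0.043 0.044 0.01 ] [187. 120. 137.]
[0, 150, 41, 89, 2062] [ 0.3609 -0.4395  0.0625] [0.05  0.063 0.019] [143. 144. 141.]
[146, 242, 54, 50, 2064] [ 0.4969 -0.3988  0.0585] [0.043 0.044 0.011] [184. 116. 133.]
[265, 267, 50, 50, 1929] [ 0.5866 -0.349   0.0585] [0.043 0.043 0.011] [183. 177. 169.]
[589, 274, 51, 87, 1532] [ 0.8185 -0.17    0.0625] [0.05  0.069 0.019] [62. 39. 22.]
[0, 318, 52, 73, 1897] [ 0.4337 -0.5776  0.0605] [0.052 0.061 0.015] [59. 57. 57.]
[478, 421, 45, 36, 682] [ 0.8408 -0.3326  0.0625] [0.027 0.038 0.019] [127. 121. 113.]
```

View pics/w13.png

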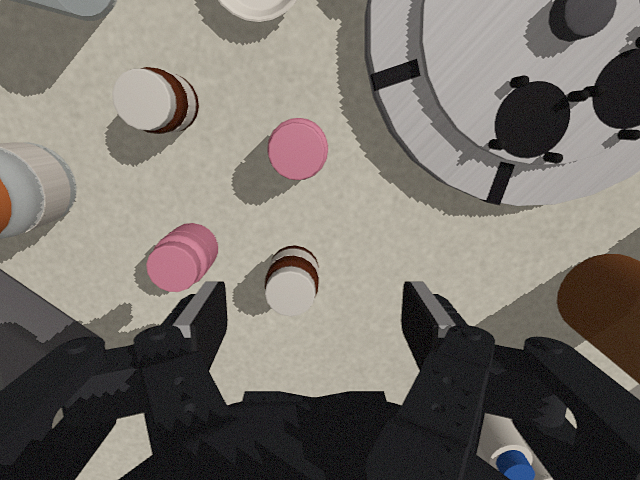

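Wrist view shows amber jars at (155,100) and (291,285), the first knocked about 2 cm aside to (0.402,-0.303), plus two pink look-alikes. I'm taking the jar at (0.587,-0.349).

```bash
python3 - <<'E'
from h import *
plan([(.586,-.35,.15,.75,7,5),(.586,-.35,.06,.75,7,7)])
E
```

```text
12 [-0.45, 1.41, 1.23, -0.004, 7, -0.45, 1.41, 1.23, -0.004, 7, -0.47, 1.41, 1.23, -0.004, 7, -0.46, 1.41, 1.23, -0.004, 7, -0.47, 1.41, 1.23, -0.005, 7, 0.02, -0.05, 1.28, 0, 7, 0.01, -0.06, 1.29, 0, 7, 0.02, -0.05, 1.28, 0, 7, 0.01, -0.06, 1.29, 0, 7, 0.02, -0.05, 1.28, 0, 7, 0.01, -0.06, 1.29, 0, 7, 0.02, -0.05, 1.28, 0, 7]
end [ 58.61 -35.     6.  ] 0.75
```

Call:
send_rows(motion=[-0.45,1.4,1.2,0,7,-0.45,1.4,1.2,0,7,-0.45,1.4,1.2,0,7,-0.45,1.4,1.2,0,7,-0.45,1.2,1.2,0,7,0,-0.05,1.2,0,7,0,-0.05,1.2,0,7,0,-0.05,1.2,0,7,0,-0.05,1.1,0,7,0,-0.05,0.8,0,7])

```text
time: 35.05
eef_pos: [0.5842, -0.3406, 0.0905]
tcp_rot: [0.933, 0.36, 0.003, 0.019]
contact_force: [0.5, -0.1, -0.2]
opening: 0.822
```

```bash
python3 - <<'E'
from h import *
im,d,P,M=look('wrist'); st(); w=cloud(d,P,M); r,g,b=im.astype(int).transpose(2,0,1); save('w14.png',im)
blob(w,r>100,(.053,.072),(.587,-.35),.03,nm='B')
plan([(.586,-.35,.0225,.75,7,8)])
E
```

```text
t 35.1 p [ 0.5834 -0.34    0.0888] psi 0.737 F [-0.2 -0.3 -0.1] op 0.821 q6 -1.4 zt [ 0.0165 -0.0324]
B [264, 238, 86, 84, 5421] [ 0.587  -0.3492  0.0584] ext [0.043 0.044 0.011]
8 [-0.05, 0.08, 0.83, -0.002, 7, -0.05, 0.09, 0.84, -0.001, 7, -0.06, 0.08, 0.83, -0.002, 7, -0.05, 0.09, 0.83, -0.001, 7, -0.05, 0.08, 0.83, -0.002, 7, -0.05, 0.09, 0.84, -0.001, 7, -0.05, 0.08, 0.83, -0.002, 7, -0.06, 0.09, 0.83, -0.002, 7]
end [ 58.6  -35.     2.25] 0.75
```

View pics/w14.png

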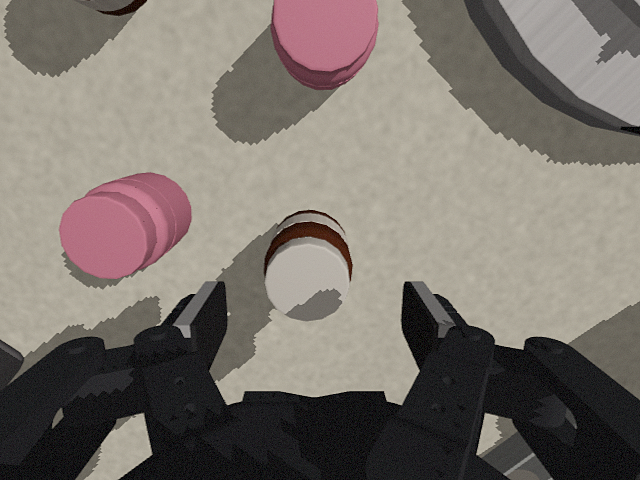

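Call:
send_rows(motion=[-0.05,0.09,0.8,0,7,-0.05,0.09,0.8,0,7,-0.05,0.09,0.8,0,7,-0.05,0.09,0.8,0,7,-0.05,0.09,0.8,0,7,-0.05,0.09,0.8,0,7,-0.05,0.09,0.8,0,7,0,0,0.6,0,7,0,0,0.2,0,7])

```text
time: 36.0
eef_pos: [0.587, -0.3506, 0.0204]
tcp_rot: [0.933, 0.36, 0.002, 0.019]
contact_force: [0.8, 0.4, 0.3]
opening: 0.82
```

```bash
python3 - <<'E'
from h import *
cams.read_camera('side'); st()
E
```

```text
t 36.05 p [ 0.5868 -0.3505  0.0203] psi 0.737 F [-0.3  0.5 -0.6] op 0.819 q6 -1.41 zt [ 0.0178 -0.0335]
```

Call:
send_rows(motion=[0,0,0,0,4,0,0,0,0,4,0,0,0,0,4,0,0,0,0,4,0,0,0,0,4,0,0,-1,0,4,0,0.05,-1.5,0,4,0,0.05,-1.5,0,4,0,0.05,-1.5,0,4,0,0.05,-1.5,0,4,0,0.05,-1.5,0,4], grip_force=35)

```text
time: 37.15
eef_pos: [0.5866, -0.3487, 0.1122]
tcp_rot: [0.933, 0.36, 0.002, 0.018]
contact_force: [0.6, 0.5, -2.1]
opening: 0.569
```

```bash
python3 - <<'E'
from h import *
st(); plan([(.60,-.31,.19,.75,4,5),(.636,.0155,.19,.75,4,14)])
E
```

```text
t 37.15 p [ 0.5866 -0.3487  0.1122] psi 0.738 F [ 0.6  0.5 -2.1] op 0.569 q6 -1.41 zt [ 0.0169 -0.0327]
12 [0.7, -0.34, -1.58, -0.002, 4, 0.71, -0.33, -1.57, -0.003, 4, 0.7, -0.34, -1.58, -0.002, 4, 0.71, -0.33, -1.58, -0.003, 4, 0.71, -0.33, -1.57, -0.002, 4, 1.77, -1.53, -0.07, 0, 4, 1.77, -1.52, -0.07, 0, 4, 1.78, -1.53, -0.08, 0, 4, 1.77, -1.52, -0.07, 0, 4, 1.77, -1.53, -0.07, 0, 4, 1.77, -1.52, -0.07, 0, 4, 1.77, -1.53, -0.07, 0, 4]
7 [1.78, -1.52, -0.08, 0, 4, 1.77, -1.53, -0.07, 0, 4, 1.77, -1.52, -0.07, 0, 4, 1.77, -1.53, -0.07, 0, 4, 1.77, -1.52, -0.07, 0, 4, 1.78, -1.53, -0.07, 0, 4, 1.77, -1.52, -0.08, 0, 4]
end [63.6   1.55 19.  ] 0.75
```

Call:
send_rows(motion=[0.7,-0.33,-1.6,0,4,0.7,-0.33,-1.6,0,4,0.7,-0.33,-1.6,0,4,0.7,-0.33,-1.6,0,4,0.7,-0.5,-0.8,0,4,1.7,-1.5,-0.07,0,4,1.7,-1.5,-0.07,0,4,1.7,-1.5,-0.07,0,4,1.7,-1.5,-0.07,0,4,1.7,-1.5,-0.07,0,4,1.7,-1.5,-0.07,0,4,1.7,-1.5,-0.07,0,4])

```text
time: 38.35
eef_pos: [0.6191, -0.1405, 0.1958]
tcp_rot: [0.933, 0.36, 0.004, 0.021]
contact_force: [0.1, 0.2, -0.9]
opening: 0.566
```

Call:
send_rows(motion=[1.7,-1.5,-0.07,0,4,1.7,-1.5,-0.07,0,4,1.7,-1.5,-0.07,0,4,1.7,-1.5,-0.07,0,4,1.2,-1,-0.07,0,4,0.6,-0.5,0,0,4])

```text
time: 38.95
eef_pos: [0.6305, -0.016, 0.1949]
tcp_rot: [0.932, 0.362, 0.002, 0.019]
contact_force: [-0.4, 0.1, -0.9]
opening: 0.574
```

```bash
python3 - <<'E'
from h import *
im,d,P,M=look('wrist'); st(); w=cloud(d,P,M); save('w15.png',im)
plan([(.636,.0155,.15,.75,4,6),(.636,.0155,.085,.75,4,6)])
E
```

```text
t 39.0 p [ 0.6305 -0.0152  0.1947] psi 0.741 F [-0.1  0.2 -1.5] op 0.574 q6 -0.9 zt [ 0.0173 -0.0335]
12 [0.42, -0.34, 0.73, -0.001, 4, 0.42, -0.35, 0.73, -0.002, 4, 0.42, -0.34, 0.73, -0.001, 4, 0.42, -0.34, 0.73, -0.002, 4, 0.42, -0.34, 0.73, -0.001, 4, 0.43, -0.34, 0.72, -0.002, 4, 0.01, -0.04, 1.08, 0, 4, 0.01, -0.04, 1.09, 0, 4, 0.01, -0.04, 1.08, 0, 4, 0.01, -0.04, 1.08, 0, 4, 0.01, -0.04, 1.09, 0, 4, 0.01, -0.03, 1.08, 0, 4]
end [63.6   1.55  8.5 ] 0.75
```

View pics/w15.png

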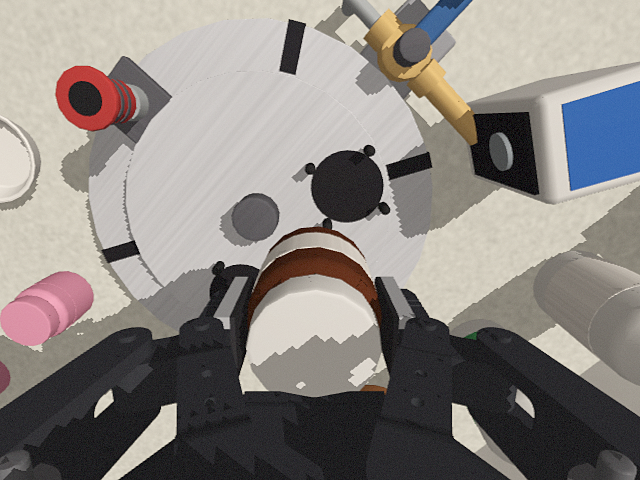

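```bash
python3 - <<'E'
from h import *
im,d,P,M=look('wrist'); st(); w=cloud(d,P,M); r,g,b=im.astype(int).transpose(2,0,1)
blob(w,(r+g+b<130),(.038,.052),(.636,.0155),.035,nm='cup2')
z=w[...,2]; m=(z>.055)&(z<.066)&(np.hypot(w[...,0]-.636,w[...,1]-.0155)<.045)
k,l,s,c=cv2.connectedComponentsWithStats(m.astype(np.uint8))
for i in range(1,k):
    if s[i,4]>15: p=w[l==i]; print(s[i].tolist(),p.mean(0).round(4), np.hypot(*(p.mean(0)[:2]-[.636,.0155])))
plan([(.636,.0145,.15,.75,4,6),(.636,.0145,.085,.75,4,6)])
E
```

```text
t 39.05 p [ 0.6305 -0.0166  0.1947] psi 0.741 F [-0.5 -0.2 -1.4] op 0.571 q6 -0.9 zt [ 0.0173 -0.0346]
cup2 [311, 152, 73, 71, 3570] [0.6362 0.0144 0.0481] ext [0.058 0.059 0.007]
[363, 147, 12, 11, 97] [0.6266 0.0471 0.0604] 0.03297394129847276
[304, 165, 10, 11, 93] [0.6031 0.0076 0.0604] 0.03384894899362073
[379, 205, 10, 11, 90] [0.6663 0.0236 0.0602] 0.031331498875104453
[321, 222, 11, 7, 53] [ 0.642  -0.0149  0.0599] 0.030986586917331763
12 [0.42, -0.35, 0.73, -0.001, 4, 0.43, -0.35, 0.73, -0.002, 4, 0.42, -0.34, 0.73, -0.001, 4, 0.43, -0.35, 0.73, -0.002, 4, 0.43, -0.34, 0.72, -0.001, 4, 0.42, -0.35, 0.73, -0.002, 4, 0.01, -0.04, 1.08, 0, 4, 0.02, -0.04, 1.09, 0, 4, 0.01, -0.04, 1.08, 0, 4, 0.01, -0.04, 1.08, 0, 4, 0.01, -0.04, 1.09, 0, 4, 0.02, -0.04, 1.08, 0, 4]
end [63.6   1.45  8.5 ] 0.75
```

Call:
send_rows(motion=[0.4,-0.35,0.7,0,4,0.4,-0.35,0.7,0,4,0.4,-0.35,0.7,0,4,0.4,-0.35,0.7,0,4,0.4,-0.35,0.7,0,4,0.3,-0.3,0.7,0,4,0,0,1,0,4,0,0,1,0,4,0,0,1,0,4,0,0,0.9,0,4,0,0,0.6,0,4])

```text
time: 40.15
eef_pos: [0.635, 0.0098, 0.098]
tcp_rot: [0.933, 0.36, 0.001, 0.019]
contact_force: [-0.6, 0.8, -2.0]
opening: 0.577
```

```bash
python3 - <<'E'
from h import *
cams.read_camera('side'); st()
plan([(.6352,.0143,.085,.74,4,4),(.6352,.0143,.067,.74,4,4)])
E
```

```text
t 40.2 p [0.6343 0.0099 0.0968] psi 0.737 F [-0.4 -0.3 -2.1] op 0.571 q6 -0.85 zt [ 0.0133 -0.0355]
8 [0.1, -0.08, 0.29, -0.001, 4, 0.09, -0.07, 0.29, -0.001, 4, 0.1, -0.08, 0.29, 0, 4, 0.09, -0.08, 0.29, -0.001, 4, 0.01, -0.02, 0.45, 0, 4, 0, -0.01, 0.45, 0, 4, 0.01, -0.02, 0.45, 0, 4, 0.01, -0.01, 0.45, 0, 4]
end [63.52  1.43  6.7 ] 0.74
```

Call:
send_rows(motion=[0.1,-0.08,0.3,0,4,0.1,-0.08,0.3,0,4,0.1,-0.08,0.3,0,4,0.1,-0.08,0.2,0,4,0,0,0,0,4])

```text
time: 40.7
eef_pos: [0.6362, 0.0147, 0.0856]
tcp_rot: [0.933, 0.36, 0.001, 0.019]
contact_force: [0.1, 0.2, -1.0]
opening: 0.574
```

```bash
python3 - <<'E'
from h import *
cams.read_camera('side'); st()
plan([(.6352,.0143,.067,.74,4,5)])
E
```

```text
t 40.75 p [0.6363 0.0146 0.0858] psi 0.737 F [-0.2  0.3 -1.8] op 0.572 q6 -0.84 zt [ 0.0154 -0.0358]
5 [-0.02, -0.02, 0.37, -0.001, 4, -0.01, -0.03, 0.38, 0, 4, -0.02, -0.02, 0.37, -0.001, 4, -0.01, -0.02, 0.38, -0.001, 4, -0.02, -0.03, 0.37, 0, 4]
end [63.51  1.43  6.7 ] 0.74
```

Call:
send_rows(motion=[-0.02,-0.02,0.4,0,4,-0.02,-0.02,0.4,0,4,-0.02,-0.02,0.4,0,4,0,-0.02,0.4,0,4,0,-0.02,0.3,0,4,0,0,0.2,0,4])

```text
time: 41.35
eef_pos: [0.6362, 0.0139, 0.0646]
tcp_rot: [0.933, 0.36, 0.002, 0.02]
contact_force: [-2.2, -0.9, 7.4]
opening: 0.577
```

```bash
python3 - <<'E'
from h import *
st(); cams.read_camera('side'); st()
E
```

```text
t 41.35 p [0.6362 0.0139 0.0646] psi 0.737 F [-2.2 -0.9  7.4] op 0.577 q6 -0.84 zt [ 0.0173 -0.0364]
t 41.4 p [0.6365 0.0138 0.0647] psi 0.737 F [-0.3 -0.8 -1.4] op 0.572 q6 -0.84 zt [ 0.0179 -0.0365]
```

Call:
send_rows(motion=[0,0,0,0,6.3,0,0,0,0,6.3,0,0,0,0,6.3,0,0,-0.6,0,6.3,0,0,-1.5,0,6.3,0,0.05,-2,0,6.3,0,0.05,-2,0,6.3,0,0.05,-2,0,6.3,0,0.05,-2,0,6.3,0,0.05,-1,0,6.3])

```text
time: 42.4
eef_pos: [0.6367, 0.0164, 0.1858]
tcp_rot: [0.933, 0.36, 0.003, 0.021]
contact_force: [0.4, 0.8, 0.1]
opening: 0.741
```

```bash
python3 - <<'E'
from h import *
im,d,P,M=look('wrist'); st(); w=cloud(d,P,M); r,g,b=im.astype(int).transpose(2,0,1); save('w16.png',im)
blob(w,r>80,(.097,.115),(.636,.015),.03,nm='B')
plan([(.56,-.12,.2,.75,6.8,6),(.43,-.27,.18,.75,6.8,8)])
E
```

```text
t 42.45 p [0.6376 0.0163 0.1874] psi 0.737 F [1.4 0.  0.1] op 0.736 q6 -0.84 zt [ 0.0243 -0.0371]
B [278, 201, 69, 69, 3587] [0.6359 0.0145 0.1025] ext [0.043 0.044 0.011]
12 [-2.48, 0.82, -0.16, -0.002, 6.8, -2.49, 0.82, -0.15, -0.002, 6.8, -2.49, 0.81, -0.16, -0.003, 6.8, -2.49, 0.8, -0.16, -0.002, 6.8, -2.49, 0.8, -0.16, -0.002, 6.8, -2.5, 0.79, -0.15, -0.002, 6.8, -2.46, 0.25, 0.28, 0, 6.8, -2.47, 0.26, 0.28, 0, 6.8, -2.46, 0.25, 0.28, 0, 6.8, -2.47, 0.25, 0.28, 0, 6.8, -2.46, 0.25, 0.28, 0, 6.8, -2.47, 0.26, 0.28, 0, 6.8]
2 [-2.46, 0.25, 0.28, 0, 6.8, -2.47, 0.25, 0.28, 0, 6.8]
end [ 43. -27.  18.] 0.75
```

View pics/w16.png

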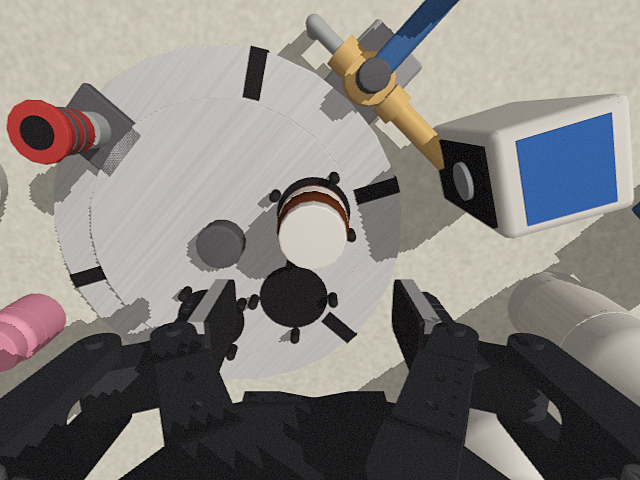

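Call:
send_rows(motion=[-1.2,0.4,-0.1,0,6.8,-2.5,0.8,-0.1,0,6.8,-2.5,0.8,-0.1,0,6.8,-2.5,0.8,-0.1,0,6.8,-2.5,0.8,-0.1,0,6.8,-2.5,0.8,-0.1,0,6.8,-2.5,0.2,0.1,0,6.8,-2.5,0.2,0.1,0,6.8,-2.5,0.2,0.1,0,6.8,-2.5,0.2,0.1,0,6.8,-2.5,0.2,0.1,0,6.8,-2,0.2,0.1,0,6.8])

```text
time: 43.65
eef_pos: [0.4491, -0.2248, 0.1816]
tcp_rot: [0.932, 0.361, -0.003, 0.016]
contact_force: [-0.5, 0.0, 0.4]
opening: 0.794
```

Call:
send_rows(motion=[-1,0.1,0,0,6.8,-0.5,0,0,0,6.8])

```text
time: 43.85
eef_pos: [0.4353, -0.237, 0.1799]
tcp_rot: [0.933, 0.36, -0.004, 0.014]
contact_force: [0.3, -0.3, 0.1]
opening: 0.797
```

```bash
python3 - <<'E'
from h import *
im,d,P,M=look('wrist'); st(); w=cloud(d,P,M); r,g,b=im.astype(int).transpose(2,0,1); save('w17.png',im)
blob(w,(r>80)&(b>.8*r),(.053,.072),(.402,-.3025),.06,nm='A')
plan([(.402,-.304,.14,.75,7,6),(.402,-.304,.06,.75,7,7)])
E
```

```text
t 43.9 p [ 0.4351 -0.237   0.1798] psi 0.736 F [ 0.5 -0.3 -0.2] op 0.794 q6 -1.42 zt [ 0.0012 -0.0294]
A [197, 226, 59, 57, 2553] [ 0.4014 -0.3022  0.0584] ext [0.044 0.043 0.011]
12 [-1.15, 0.44, 0.7, -0.002, 7, -1.14, 0.44, 0.69, -0.003, 7, -1.15, 0.43, 0.7, -0.002, 7, -1.15, 0.44, 0.69, -0.002, 7, -1.15, 0.43, 0.7, -0.003, 7, -1.15, 0.42, 0.69, -0.002, 7, 0.02, -0.02, 1.14, 0, 7, 0.02, -0.03, 1.15, 0, 7, 0.03, -0.02, 1.14, 0, 7, 0.02, -0.03, 1.14, 0, 7, 0.02, -0.02, 1.14, 0, 7, 0.02, -0.03, 1.15, 0, 7]
1 [0.02, -0.02, 1.14, 0, 7]
end [ 40.2 -30.4   6. ] 0.75
```

View pics/w17.png

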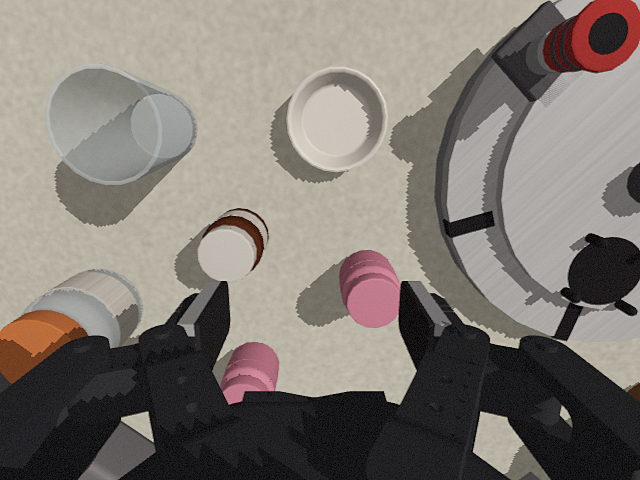

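Call:
send_rows(motion=[-1.1,0.44,0.6,0,7,-1.1,0.44,0.6,0,7,-1.1,0.44,0.6,0,7,-1.1,0.44,0.6,0,7,-1.1,0.44,0.6,0,7,-0.9,0.3,0.6,0,7,0,0,1,0,7,0,0,1,0,7,0,0,1,0,7,0,0,1,0,7,0,0,0.6,0,7])

```text
time: 45.0
eef_pos: [0.4029, -0.3051, 0.0918]
tcp_rot: [0.933, 0.361, -0.005, 0.013]
contact_force: [0.4, 0.8, 0.0]
opening: 0.818
```

```bash
python3 - <<'E'
from h import *
im,d,P,M=look('wrist'); st(); w=cloud(d,P,M); r,g,b=im.astype(int).transpose(2,0,1); save('w18.png',im)
blob(w,(r>80)&(b>.8*r),(.053,.072),(.402,-.3025),.04,nm='A')
plan([(.4015,-.3032,.021,.74,7,10)])
E
```

```text
t 45.05 p [ 0.4024 -0.3046  0.0909] psi 0.738 F [ 0.4  0.3 -0.3] op 0.818 q6 -1.57 zt [-0.0002 -0.0264]
A [273, 217, 86, 85, 5655] [ 0.4012 -0.3023  0.0586] ext [0.044 0.043 0.011]
10 [0.01, -0.03, 0.7, 0, 7, 0.02, -0.03, 0.7, 0, 7, 0.01, -0.03, 0.7, 0, 7, 0.02, -0.03, 0.69, -0.001, 7, 0.01, -0.03, 0.7, 0, 7, 0.02, -0.03, 0.7, 0, 7, 0.01, -0.03, 0.7, 0, 7, 0.02, -0.03, 0.7, 0, 7, 0.01, -0.03, 0.7, 0, 7, 0.02, -0.03, 0.69, -0.001, 7]
end [ 40.15 -30.32   2.1 ] 0.74
```

View pics/w18.png

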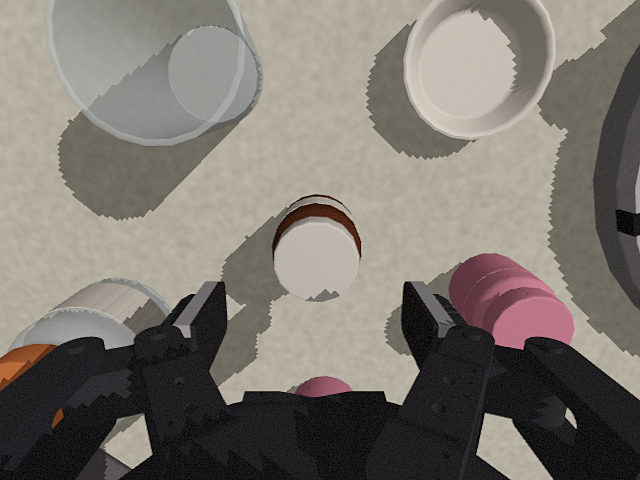

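Call:
send_rows(motion=[0,0,0.7,0,7,0,-0.03,0.7,0,7,0,-0.03,0.7,0,7,0,-0.03,0.7,0,7,0,-0.03,0.7,0,7,0,-0.03,0.7,0,7,0,-0.03,0.7,0,7,0,-0.03,0.7,0,7,0,0,0.6,0,7,0,0,0.3,0,7])

```text
time: 46.05
eef_pos: [0.4018, -0.3049, 0.0209]
tcp_rot: [0.932, 0.361, -0.004, 0.013]
contact_force: [0.2, -0.7, -1.1]
opening: 0.821
```

```bash
python3 - <<'E'
from h import *
cams.read_camera('side'); st()
E
```

```text
t 46.1 p [ 0.4016 -0.3047  0.0206] psi 0.739 F [-0.5  0.4 -0.7] op 0.816 q6 -1.56 zt [ 0.0007 -0.0272]
```

Call:
send_rows(motion=[0,0,0,0,4,0,0,0,0,4,0,0,0,0,4,0,0,0,0,4,0,0,0,0,4,0,0,-1,0,4,0,0.05,-1.5,0,4,0,0.05,-1.5,0,4,0,0.05,-1.5,0,4,0,0.05,-1.5,0,4,0,0.05,-1.5,0,4,0,0.05,-1.5,0,4])

```text
time: 47.3
eef_pos: [0.4022, -0.3024, 0.1254]
tcp_rot: [0.932, 0.361, -0.005, 0.011]
contact_force: [-0.3, 0.6, -1.4]
opening: 0.573
```

```bash
python3 - <<'E'
from h import *
st(); plan([(.42,-.30,.19,.74,4,4),(.62,-.13,.19,.74,4,12)])
E
```

```text
t 47.3 p [ 0.4022 -0.3024  0.1254] psi 0.74 F [-0.3  0.6 -1.4] op 0.573 q6 -1.57 zt [-0.0023 -0.0239]
12 [0.34, 0.28, -1.62, 0, 4, 0.34, 0.28, -1.61, 0, 4, 0.34, 0.28, -1.62, 0, 4, 0.34, 0.28, -1.62, 0, 4, 2.19, 0.08, -0.04, 0, 4, 2.18, 0.08, -0.03, 0, 4, 2.19, 0.07, -0.04, 0, 4, 2.18, 0.08, -0.04, 0, 4, 2.19, 0.08, -0.04, 0, 4, 2.19, 0.08, -0.03, 0, 4, 2.18, 0.07, -0.04, 0, 4, 2.19, 0.08, -0.04, 0, 4]
4 [2.18, 0.08, -0.04, 0, 4, 2.19, 0.08, -0.03, 0, 4, 2.19, 0.07, -0.04, 0, 4, 2.18, 0.08, -0.04, 0, 4]
end [ 62. -13.  19.] 0.74
```

Call:
send_rows(motion=[0.3,0.3,-1.6,0,4,0.3,0.3,-1.6,0,4,0.3,0.3,-1.6,0,4,1.3,0.2,-0.8,0,4,2.2,0.08,0,0,4,2.2,0.08,0,0,4,2.2,0.08,0,0,4,2.2,0.08,0,0,4,2.2,0.08,0,0,4,2.2,0.08,0,0,4,2.2,0.08,0,0,4,2.2,0.08,0,0,4])

```text
time: 48.5
eef_pos: [0.5675, -0.1721, 0.1874]
tcp_rot: [0.933, 0.36, -0.003, 0.013]
contact_force: [-1.0, -0.2, -1.2]
opening: 0.568
```

Call:
send_rows(motion=[2,0.08,0,0,4,2,0.08,0,0,4,1.2,0.05,0,0,4,0.6,0,0,0,4])

```text
time: 48.9
eef_pos: [0.6147, -0.128, 0.1852]
tcp_rot: [0.932, 0.362, -0.004, 0.012]
contact_force: [-0.1, -0.1, -1.8]
opening: 0.572
```

```bash
python3 - <<'E'
from h import *
im,d,P,M=look('wrist'); st(); w=cloud(d,P,M); r,g,b=im.astype(int).transpose(2,0,1); save('w19.png',im)
blob(w,(r+g+b<130),(.038,.052),(.6335,-.1143),.035,nm='cup0')
z=w[...,2]; m=(z>.055)&(z<.066)&(np.hypot(w[...,0]-.6335,w[...,1]+.1143)<.045)
k,l,s,c=cv2.connectedComponentsWithStats(m.astype(np.uint8))
for i in range(1,k):
    if s[i,4]>15: p=w[l==i]; print(s[i].tolist(),p.mean(0).round(4))
plan([(.6336,-.1168,.15,.74,4,5),(.6336,-.1168,.09,.74,4,6)])
E
```

```text
t 48.95 p [ 0.615  -0.1276  0.1852] psi 0.74 F [ 0.3  0.3 -1.3] op 0.574 q6 -1.09 zt [ 0.0014 -0.0247]
cup0 [310, 185, 72, 69, 2876] [ 0.6354 -0.1104  0.0483] ext [0.06  0.048 0.007]
[319, 182, 11, 12, 97] [ 0.6014 -0.1053  0.0605]
[394, 193, 10, 11, 76] [ 0.6472 -0.0742  0.0603]
[379, 197, 11, 11, 98] [ 0.6417 -0.083   0.0601]
[364, 254, 9, 11, 67] [ 0.6644 -0.1223  0.0601]
11 [0.43, 0.08, 0.7, 0, 4, 0.43, 0.08, 0.7, 0, 4, 0.43, 0.07, 0.7, 0, 4, 0.43, 0.08, 0.7, 0, 4, 0.43, 0.08, 0.69, 0, 4, 0.02, -0.02, 1, 0, 4, 0.01, -0.02, 1, 0, 4, 0.02, -0.02, 1, 0, 4, 0.02, -0.02, 1, 0, 4, 0.01, -0.02, 1, 0, 4, 0.02, -0.01, 1, 0, 4]
end [ 63.36 -11.68   9.  ] 0.74
```

View pics/w19.png

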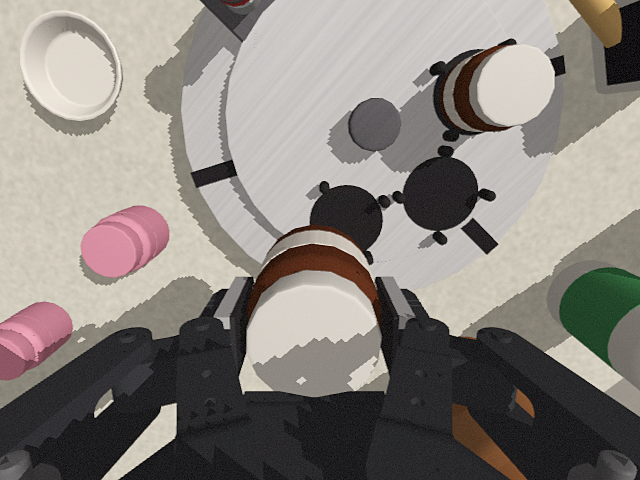

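Call:
send_rows(motion=[0.4,0.08,0.7,0,4,0.4,0.08,0.7,0,4,0.4,0.08,0.7,0,4,0.4,0.08,0.7,0,4,0.3,0.05,0.7,0,4,0,0,1,0,4,0,0,1,0,4,0,0,1,0,4,0,0,0.8,0,4,0,0,0.5,0,4])

```text
time: 49.95
eef_pos: [0.6305, -0.1207, 0.0989]
tcp_rot: [0.933, 0.36, -0.005, 0.011]
contact_force: [0.0, -0.2, -1.4]
opening: 0.572
```

```bash
python3 - <<'E'
from h import *
cams.read_camera('side'); st()
plan([(.6333,-.1166,.086,.74,4,4)])
E
```

```text
t 50.0 p [ 0.63   -0.1205  0.0979] psi 0.737 F [ 0.1  0.4 -2.5] op 0.577 q6 -1.06 zt [-0.0037 -0.0241]
4 [0.13, -0.02, 0.3, -0.001, 4, 0.14, -0.02, 0.29, -0.001, 4, 0.13, -0.02, 0.3, 0, 4, 0.13, -0.02, 0.29, -0.001, 4]
end [ 63.33 -11.66   8.6 ] 0.74
```

Call:
send_rows(motion=[0.13,-0.02,0.3,0,4,0.13,-0.02,0.3,0,4,0.13,-0.02,0.2,0,4,0.1,0,0.1,0,4,0,0,0,0,4])

```text
time: 50.5
eef_pos: [0.6343, -0.1169, 0.0892]
tcp_rot: [0.933, 0.36, -0.005, 0.011]
contact_force: [-0.0, -0.6, -1.9]
opening: 0.574
```

```bash
python3 - <<'E'
from h import *
cams.read_camera('side'); st()
plan([(.6333,-.1166,.067,.74,4,5)])
E
```

```text
t 50.55 p [ 0.6343 -0.117   0.0893] psi 0.737 F [-0.1  0.4 -0.9] op 0.575 q6 -1.05 zt [-0.0013 -0.0249]
5 [0, -0.03, 0.45, -0.001, 4, 0, -0.03, 0.44, 0, 4, -0.01, -0.02, 0.45, -0.001, 4, 0, -0.03, 0.44, -0.001, 4, 0, -0.03, 0.45, 0, 4]
end [ 63.33 -11.66   6.7 ] 0.74
```

Call:
send_rows(motion=[0,-0.03,0.4,0,4,0,-0.03,0.4,0,4,0,-0.03,0.4,0,4,0,-0.03,0.4,0,4,0,-0.02,0.4,0,4,0,0,0.3,0,4,0,0,0.15,0,4])

```text
time: 51.25
eef_pos: [0.6338, -0.1166, 0.0647]
tcp_rot: [0.933, 0.36, -0.005, 0.012]
contact_force: [-4.5, 2.1, 9.9]
opening: 0.573
```

```bash
python3 - <<'E'
from h import *
st(); cams.read_camera('side'); st()
E
```

```text
t 51.25 p [ 0.6338 -0.1166  0.0647] psi 0.737 F [-4.5  2.1  9.9] op 0.573 q6 -1.05 zt [-0.0008 -0.025 ]
t 51.3 p [ 0.6339 -0.1166  0.0648] psi 0.737 F [-2.4  1.   2.8] op 0.571 q6 -1.05 zt [-0.0004 -0.0251]
```

Call:
send_rows(motion=[0,0,0,0,6.3,0,0,0,0,6.3,0,0,0,0,6.3,0,0,-0.6,0,6.3,0,0,-1.5,0,6.3,0,0.05,-2,0,6.3,0,0.05,-2,0,6.3,0,0.05,-2,0,6.3,0,0.05,-2,0,6.3,0,0.05,-1,0,6.3])

```text
time: 52.3
eef_pos: [0.6362, -0.1158, 0.1851]
tcp_rot: [0.933, 0.36, -0.004, 0.013]
contact_force: [-0.2, 0.0, -0.5]
opening: 0.74
```

```bash
python3 - <<'E'
from h import *
im,d,P,M=look('wrist'); st(); w=cloud(d,P,M); r,g,b=im.astype(int).transpose(2,0,1); save('w20.png',im)
blob(w,r>80,(.097,.115),(.633,-.115),.03,nm='A')
blob(w,r>80,(.097,.115),(.636,.015),.03,nm='B')
im,d,P,M=look('side'); cv2.imwrite('pics/s20.png',cv2.resize(im[160:400,200:460,::-1],None,fx=2.4,fy=2.4))
E
```

```text
t 52.35 p [ 0.637  -0.1161  0.1867] psi 0.737 F [ 0.9 -0.4  1.6] op 0.737 q6 -1.05 zt [ 0.005 -0.027]
A [279, 199, 68, 68, 3621] [ 0.6328 -0.115   0.1025] ext [0.043 0.043 0.011]
B [429, 32, 83, 84, 5390] [0.6359 0.0142 0.1028] ext [0.043 0.044 0.012]
```

View pics/w20.png

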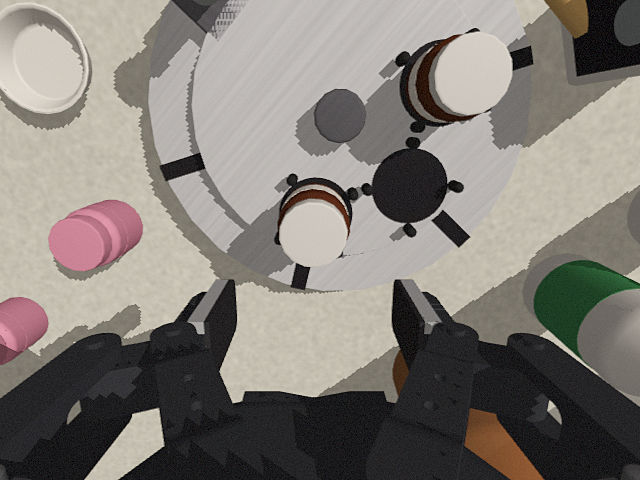

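View pics/s20.png

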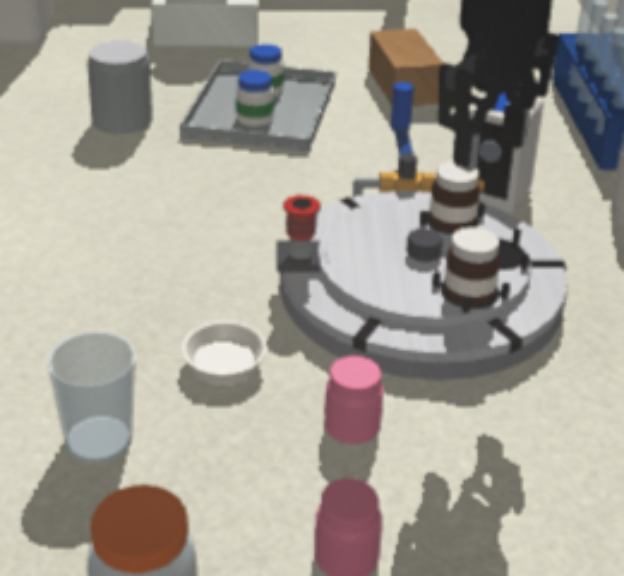

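Both amber jars stand in cups 2 and 0. Next is the ring.

```bash
python3 - <<'E'
from h import *
plan([(.475,-.05,.18,-.5,6.5,12)])
im,d,P,M=look('scene'); cv2.imwrite('pics/sc20.png',cv2.resize(im[120:400,40:460,::-1],None,fx=1.9,fy=1.9))
E
```

```text
12 [-0.63, -1.31, 0.02, 0.103, 6.5, -0.76, -1.24, 0.02, 0.103, 6.5, -0.88, -1.16, 0.02, 0.103, 6.5, -0.99, -1.06, 0.03, 0.103, 6.5, -1.1, -0.95, 0.02, 0.103, 6.5, -1.2, -0.83, 0.02, 0.103, 6.5, -1.27, -0.71, 0.02, 0.103, 6.5, -1.33, -0.57, 0.02, 0.104, 6.5, -1.39, -0.43, 0.02, 0.103, 6.5, -1.43, -0.29, 0.02, 0.103, 6.5, -1.45, -0.13, 0.02, 0.103, 6.5, -1.45, 0.01, 0.03, 0.103, 6.5]
end [47.5 -5.  18. ] -0.5
```

View pics/sc20.png

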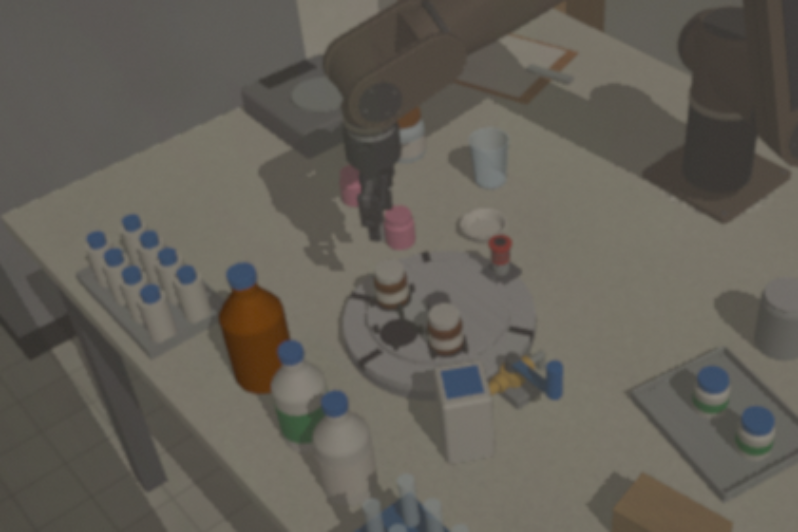

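No third amber jar in view; both samples and both spent jars are in place.

Call:
send_rows(motion=[-0.4,-0.8,0,0.1,6.5,-0.7,-1.2,0,0.1,6.5,-0.9,-1.2,0,0.1,6.5,-1,-1.1,0,0.1,6.5,-1.1,-1,0,0.1,6.5,-1.2,-0.8,0,0.1,6.5,-1.3,-0.7,0,0.1,6.5,-1.3,-0.6,0,0.1,6.5,-1.4,-0.4,0,0.1,6.5,-1.4,-0.3,0,0.1,6.5,-1,-0.1,0,0.1,6.5,-0.5,0,0,0.1,6.5])

```text
time: 53.65
eef_pos: [0.475, -0.05, 0.1614]
tcp_rot: [0.967, -0.254, -0.016, 0.011]
contact_force: [0.4, -0.5, -0.2]
opening: 0.764
```

```bash
python3 - <<'E'
from h import *
im,d,P,M=look('wrist'); st(); w=cloud(d,P,M); r,g,b=im.astype(int).transpose(2,0,1); save('w21.png',im)
blob(w,(r>1.7*g)&(r>100),(.096,.108),nm='ring')
plan([(.472,-.048,.14,-.5,6,4),(.472,-.048,.064,-.5,6,8)])
E
```

```text
t 53.7 p [ 0.4743 -0.0497  0.161 ] psi -0.516 F [-0.1  1.2 -0.6] op 0.764 q6 0.22 zt [-0.0376 -0.013 ]
ring [280, 215, 64, 62, 2170] [ 0.4724 -0.047   0.1021] ext [0.037 0.037 0.007]
12 [-0.06, -0.02, 0.53, -0.004, 6, -0.05, -0.03, 0.52, -0.004, 6, -0.06, -0.03, 0.53, -0.004, 6, -0.06, -0.02, 0.53, -0.004, 6, 0.03, -0.03, 0.95, 0, 6, 0.02, -0.03, 0.95, 0, 6, 0.03, -0.02, 0.95, 0, 6, 0.02, -0.03, 0.95, 0, 6, 0.03, -0.03, 0.95, 0, 6, 0.02, -0.03, 0.94, 0, 6, 0.03, -0.03, 0.95, 0, 6, 0.03, -0.02, 0.95, 0, 6]
end [47.2  -4.81  6.4 ] -0.5
```

View pics/w21.png

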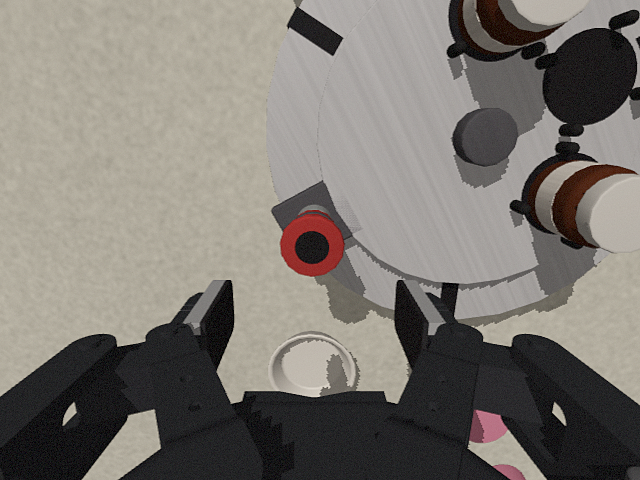

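Call:
send_rows(motion=[-0.06,-0.05,0.5,0,6,-0.06,-0.05,0.5,0,6,-0.06,-0.05,0.6,0,6,0,-0.05,0.9,0,6,0,-0.03,0.9,0,6,0,-0.03,0.9,0,6,0,-0.03,0.9,0,6,0,-0.03,0.9,0,6,0,-0.03,0.7,0,6,0,0,0.5,0,6])

```text
time: 54.7
eef_pos: [0.47, -0.0463, 0.0784]
tcp_rot: [0.967, -0.252, -0.019, 0.011]
contact_force: [-0.3, 0.4, 0.5]
opening: 0.705
```

```bash
python3 - <<'E'
from h import *
im,d,P,M=look('wrist'); st(); w=cloud(d,P,M); r,g,b=im.astype(int).transpose(2,0,1); save('w22.png',im)
blob(w,(r>1.7*g)&(r>60),(.09,.108),nm='ring')
plan([(.4717,-.0472,.064,-.5,6,5)])
E
```

```text
t 54.75 p [ 0.4693 -0.0461  0.0776] psi -0.51 F [-1.3  0.5 -0.6] op 0.699 q6 0.23 zt [-0.0446 -0.0108]
ring [271, 273, 102, 94, 5350] [ 0.4723 -0.0471  0.0975] ext [0.037 0.038 0.015]
5 [0.06, -0.01, 0.27, -0.002, 6, 0.06, -0.02, 0.27, -0.002, 6, 0.06, -0.01, 0.27, -0.002, 6, 0.06, -0.01, 0.27, -0.002, 6, 0.07, -0.01, 0.27, -0.002, 6]
end [47.17 -4.73  6.4 ] -0.5
```

View pics/w22.png

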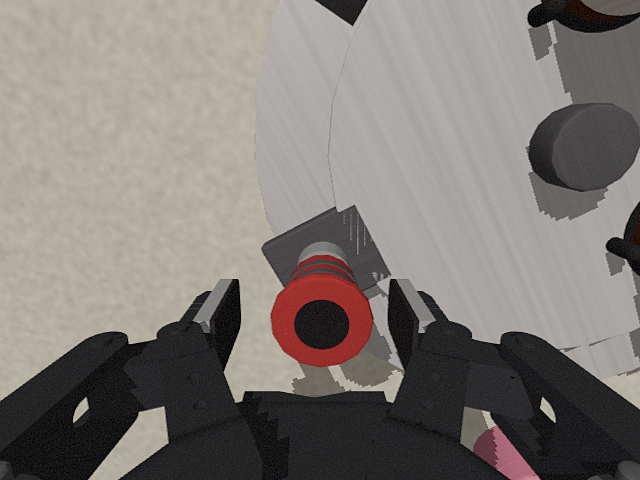

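Call:
send_rows(motion=[0.06,0,0.3,0,6,0.06,0,0.3,0,6,0.06,0,0.3,0,6,0.06,0,0.25,0,6,0,0,0.1,0,6,0,0,0,0,2,0,0,0,0,2,0,0,0,0,2,0,0,0,0,2,0,0,0,0,2,0,0,0,0,2], grip_force=60)

```text
time: 55.85
eef_pos: [0.4718, -0.0479, 0.0654]
tcp_rot: [0.967, -0.252, -0.019, 0.011]
contact_force: [-0.3, -0.4, 0.5]
opening: 0.42
```

```bash
python3 - <<'E'
from h import *
st()
E
```

```text
t 55.85 p [ 0.4718 -0.0479  0.0654] psi -0.51 F [-0.3 -0.4  0.5] op 0.42 q6 0.22 zt [-0.0433 -0.0115]
```

Call:
send_rows(motion=[0,0,0,0,2,0,0,0,0,2])

```text
time: 56.05
eef_pos: [0.4718, -0.0479, 0.0654]
tcp_rot: [0.967, -0.252, -0.02, 0.011]
contact_force: [-0.4, 1.0, 0.8]
opening: 0.416
```

```bash
python3 - <<'E'
from h import *
im,d,P,M=look('wrist'); save('w23.png',im); st(); im,d,P,M=look('side'); cv2.imwrite('pics/s23.png',cv2.resize(im[180:320,260:400,::-1],None,fx=4,fy=4))
E
```

```text
t 56.1 p [ 0.4718 -0.0478  0.0654] psi -0.51 F [-0.5  0.1 -0.2] op 0.417 q6 0.22 zt [-0.0433 -0.0115]
```

View pics/s23.png

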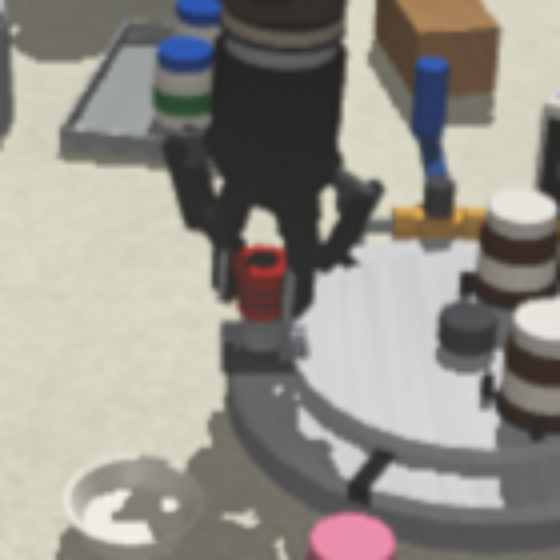

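View pics/w23.png

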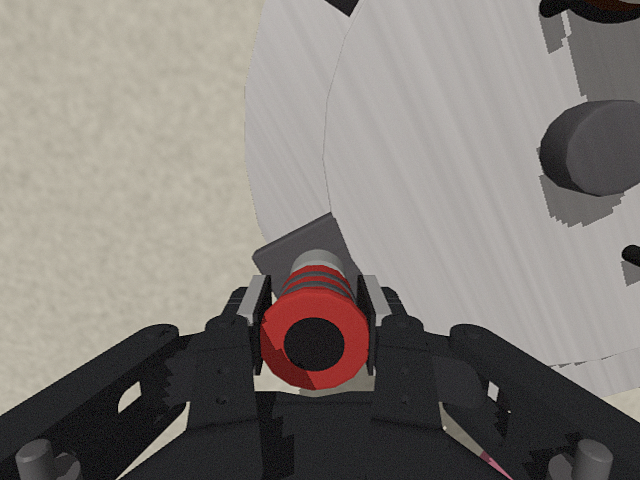

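```bash
python3 - <<'E'
from h import *
f=np.load('pics/w1.npz'); w=f['w']; im=f['im']
for v in range(176,206,4): print(v,[ (round(float(w[v,u,2]),3)) for u in range(276,320,4)])
f=np.load('pics/side0.npz'); w=f['w']
for v in range(240,276,3): print(v,[ (round(float(w[v,u,2]),3)) for u in range(314,336,2)])
E
```

```text
176 [0.004, 0.0, 0.001, 0.003, 0.002, 0.002, 0.045, 0.011, 0.027, 0.035, 0.034]
180 [0.002, 0.001, 0.002, 0.001, 0.002, 0.046, 0.048, 0.047, 0.034, 0.034, 0.034]
184 [0.002, 0.001, 0.003, 0.046, 0.047, 0.046, 0.047, 0.046, 0.045, 0.034, 0.035]
188 [0.003, 0.001, 0.045, 0.047, 0.047, 0.046, 0.046, 0.047, 0.047, 0.032, 0.033]
192 [0.046, 0.044, 0.047, 0.046, 0.048, 0.058, 0.053, 0.044, 0.048, 0.046, 0.035]
196 [0.046, 0.047, 0.046, 0.102, 0.103, 0.103, 0.102, 0.102, 0.047, 0.047, 0.043]
200 [0.045, 0.047, 0.103, 0.103, 0.103, 0.103, 0.104, 0.104, 0.102, 0.046, 0.046]
204 [0.036, 0.102, 0.103, 0.103, 0.104, 0.102, 0.103, 0.103, 0.103, 0.045, 0.047]
240 [-0.001, -0.001, -0.001, -0.002, 0.003, 0.001, 0.002, 0.001, 0.001, 0.0, -0.0]
243 [-0.002, 0.003, -0.001, nan, 0.104, 0.103, 0.102, 0.101, 0.1, -0.002, 0.003]
246 [0.002, -0.001, 0.101, 0.102, 0.101, 0.101, 0.103, 0.101, 0.103, 0.1, 0.001]
249 [-0.001, -0.001, 0.002, 0.098, 0.1, 0.101, 0.101, 0.1, 0.101, 0.032, 0.032]
252 [-0.001, 0.001, 0.003, 0.087, 0.091, 0.091, 0.09, 0.089, 0.091, 0.033, 0.033]
255 [-0.0, 0.0, 0.0, 0.077, 0.082, 0.082, 0.082, 0.082, 0.08, 0.034, 0.031]
258 [0.002, -0.001, -0.001, 0.07, 0.073, 0.075, 0.073, 0.072, 0.071, 0.031, 0.044]
261 [-0.0, 0.048, 0.045, 0.06, 0.058, 0.06, 0.06, 0.059, 0.06, 0.044, 0.044]
264 [-0.0, 0.044, 0.044, 0.05, 0.055, 0.056, 0.059, 0.055, 0.049, 0.045, 0.044]
267 [0.002, 0.046, 0.044, 0.044, 0.047, 0.047, 0.048, 0.045, 0.044, 0.047, 0.045]
270 [0.001, 0.043, 0.044, 0.044, 0.043, 0.044, 0.046, 0.043, 0.042, 0.046, 0.045]
273 [0.0, 0.033, 0.036, 0.039, 0.037, 0.035, 0.036, 0.036, 0.038, 0.035, 0.039]
```

Call:
send_rows(motion=[0,0,0,0,5.5,0,0,0,0,5.5,0,0,0.3,0,5.5,0,0,0.3,0,5.5,0,0,0.2,0,5.5,0,0,0,0,2,0,0,0,0,2,0,0,0,0,2,0,0,0,0,2,0,0,0,0,2])

```text
time: 57.15
eef_pos: [0.4715, -0.048, 0.057]
tcp_rot: [0.968, -0.252, -0.02, 0.011]
contact_force: [0.2, 0.6, 0.3]
opening: 0.379
```

```bash
python3 - <<'E'
from h import *
st(); cams.read_camera('side'); st()
E
```

```text
t 57.15 p [ 0.4715 -0.048   0.057 ] psi -0.51 F [0.2 0.6 0.3] op 0.379 q6 0.22 zt [-0.0434 -0.0116]
t 57.2 p [ 0.4715 -0.048   0.057 ] psi -0.51 F [ 0.5 -0.1  0.9] op 0.375 q6 0.22 zt [-0.0434 -0.0116]
```

Call:
send_rows(motion=[0,0,-0.4,0,2,0,0,-0.4,0,2,0,0,-0.4,0,2])

```text
time: 57.5
eef_pos: [0.4713, -0.0477, 0.0668]
tcp_rot: [0.967, -0.252, -0.019, 0.011]
contact_force: [3.3, -1.4, -9.1]
opening: 0.381
```

Call:
send_rows(motion=[0,0,-0.4,0,2,0,0,-0.2,0,2])

```text
time: 57.7
eef_pos: [0.4714, -0.0476, 0.0723]
tcp_rot: [0.967, -0.252, -0.019, 0.011]
contact_force: [3.2, -1.5, -9.0]
opening: 0.374
```

Call:
send_rows(motion=[0,0,0,0,2])

```text
time: 57.8
eef_pos: [0.4713, -0.0476, 0.0723]
tcp_rot: [0.967, -0.252, -0.019, 0.011]
contact_force: [4.2, -1.1, -9.7]
opening: 0.383
```

```bash
python3 - <<'E'
from h import *
st(); im,d,P,M=look('wrist'); save('w24.png',im);w=cloud(d,P,M); r,g,b=im.astype(int).transpose(2,0,1); st()
blob(w,(r>1.7*g)&(r>60),(.09,.14),nm='ring')
m=(r>1.7*g)&(r>60)&(w[...,2]>.08); print(np.percentile(w[m][:,2],[50,90,98]))
E
```

```text
t 57.8 p [ 0.4713 -0.0476  0.0723] psi -0.511 F [ 4.2 -1.1 -9.7] op 0.383 q6 0.22 zt [-0.0425 -0.0111]
t 57.85 p [ 0.4714 -0.0476  0.0722] psi -0.511 F [ 3.7 -2.2 -9.6] op 0.382 q6 0.22 zt [-0.0424 -0.0111]
ring [256, 285, 118, 112, 7020] [ 0.474  -0.0463  0.1172] ext [0.04  0.036 0.045]
[0.11771505 0.11852699 0.11896416]
```

```bash
cat >> h.py <<'E'
C=np.array([.5972,-.0487])
def arc(rad,a_end,n,z,grip,spin=True):
    s=ctrl.get_state(); p=s['eef_pos'][:2]-C; a0=np.arctan2(p[1],p[0])%(2*np.pi); ps=psi(s)
    print('now ang',np.degrees(a0),'r',np.hypot(*p))
    A=a0+(np.radians(a_end)-a0)*np.arange(1,n+1)/n
    plan([(*(C+rad*np.array([np.cos(a),np.sin(a)])),z,ps+(a-a0 if spin else 0),grip) for a in A])
E
python3 - <<'E'
from h import *
arc(.1259,238.8,15,.0725,2)
E
```

```text
now ang 179.50652117197887 r 0.12583566588199413
12 [0.44, 0.75, -0.02, -0.069, 2, 0.44, 0.75, 0.01, -0.069, 2, 0.45, 0.74, 0, -0.069, 2, 0.44, 0.75, 0, -0.069, 2, 0.44, 0.75, 0, -0.069, 2, 0.45, 0.74, -0.01, -0.069, 2, 0.44, 0.75, 0, -0.069, 2, 0.44, 0.74, -0.01, -0.069, 2, 0.45, 0.75, -0.01, -0.069, 2, 0.44, 0.75, -0.02, -0.069, 2, 0.45, 0.74, -0.02, -0.069, 2, 0.44, 0.75, -0.01, -0.069, 2]
3 [0.44, 0.75, -0.03, -0.069, 2, 0.45, 0.74, -0.02, -0.069, 2, 0.44, 0.75, -0.03, -0.069, 2]
end [ 53.2  -15.64   7.25] 0.524
```

Call:
send_rows(motion=[0.44,0.75,0,-0.069,2,0.44,0.75,0,-0.069,2,0.44,0.75,0,-0.069,2])

```text
time: 58.15
eef_pos: [0.4734, -0.0725, 0.0714]
tcp_rot: [0.989, -0.149, -0.02, 0.007]
contact_force: [3.6, -1.0, -9.7]
opening: 0.377
```

```bash
python3 - <<'E'
from h import *
st();arc(.1259,238.8,12,.0725,2)
E
```

```text
t 58.15 p [ 0.4734 -0.0725  0.0714] psi -0.299 F [ 3.6 -1.  -9.7] op 0.377 q6 -0.04 zt [-0.0417 -0.0085]
now ang 190.8892327136503 r 0.12603050359297355
12 [0.45, 0.76, -0.11, -0.07, 2, 0.43, 0.76, 0, -0.069, 2, 0.44, 0.75, -0.01, -0.07, 2, 0.44, 0.76, -0.01, -0.07, 2, 0.44, 0.76, -0.01, -0.069, 2, 0.44, 0.76, -0.01, -0.07, 2, 0.44, 0.76, -0.02, -0.07, 2, 0.43, 0.76, -0.02, -0.069, 2, 0.44, 0.76, -0.02, -0.07, 2, 0.44, 0.76, -0.02, -0.07, 2, 0.44, 0.76, -0.02, -0.07, 2, 0.44, 0.76, -0.03, -0.069, 2]
end [ 53.2  -15.64   7.25] 0.537
```

Call:
send_rows(motion=[0.44,0.76,-0.1,-0.07,2,0.44,0.76,-0.05,-0.07,2,0.44,0.76,-0.05,-0.07,2,0.44,0.76,-0.05,-0.07,2,0.44,0.76,-0.05,-0.07,2,0.44,0.76,-0.05,-0.07,2])

```text
time: 58.75
eef_pos: [0.4933, -0.1203, 0.0715]
tcp_rot: [0.998, 0.063, -0.021, -0.001]
contact_force: [3.0, -0.6, -9.3]
opening: 0.374
```

```bash
python3 - <<'E'
from h import *
st();arc(.1259,238.8,6,.0725,2)
E
```

```text
t 58.75 p [ 0.4933 -0.1203  0.0715] psi 0.126 F [ 3.  -0.6 -9.3] op 0.374 q6 -0.54 zt [-0.0417 -0.0011]
now ang 214.56707221357343 r 0.12620589735461005
6 [0.46, 0.76, -0.12, -0.07, 2, 0.43, 0.77, -0.03, -0.071, 2, 0.44, 0.77, -0.02, -0.07, 2, 0.43, 0.78, -0.03, -0.071, 2, 0.44, 0.77, -0.03, -0.07, 2, 0.43, 0.77, -0.03, -0.071, 2]
end [ 53.19 -15.64   7.25] 0.549
```

Call:
send_rows(motion=[0.44,0.77,-0.08,-0.07,2,0.44,0.77,-0.06,-0.07,2,0.44,0.77,-0.06,-0.07,2,0.44,0.77,-0.06,-0.07,2,0.44,0.77,-0.06,-0.07,2])

```text
time: 59.25
eef_pos: [0.5232, -0.1508, 0.0698]
tcp_rot: [0.971, 0.236, -0.022, -0.009]
contact_force: [2.5, -0.5, -8.9]
opening: 0.379
```

```bash
python3 - <<'E'
from h import *
st();arc(.1259,239.5,2,.072,2)
E
```

```text
t 59.25 p [ 0.5232 -0.1508  0.0698] psi 0.477 F [ 2.5 -0.5 -8.9] op 0.379 q6 -0.93 zt [-0.0461  0.007 ]
now ang 234.05508450944515 r 0.12608203434581175
2 [0.29, 0.51, -0.25, -0.048, 2, 0.28, 0.53, -0.03, -0.047, 2]
end [ 53.33 -15.72   7.2 ] 0.572
```

Call:
send_rows(motion=[0.29,0.51,-0.25,-0.048,2,0.28,0.52,-0.1,-0.047,2])

```text
time: 59.45
eef_pos: [0.5328, -0.157, 0.0711]
tcp_rot: [0.959, 0.281, -0.022, -0.012]
contact_force: [2.6, 0.3, -9.5]
opening: 0.375
```

```bash
python3 - <<'E'
from h import *
st();im,d,P,M=look('wrist'); save('w25.png',im);w=cloud(d,P,M); r,g,b=im.astype(int).transpose(2,0,1)
m=(r>1.7*g)&(r>60)&(w[...,2]>.108); p=w[m]; c=(p.max(0)+p.min(0))/2; print(c,np.median(p[:,2]),np.degrees(np.arctan2(c[1]-C[1],c[0]-C[0]))%360)
arc(.1259,239.5,1,.072,2)
E
```

```text
t 59.45 p [ 0.5328 -0.157   0.0711] psi 0.571 F [ 2.6  0.3 -9.5] op 0.375 q6 -1.03 zt [-0.0484  0.0099]
[ 0.52495507 -0.16256054  0.1373892 ] 0.1166230580000751 237.6047236322455
now ang 239.61402334253725 r 0.12598673583518635
1 [-0.01, -0.03, -0.08, 0.002, 2]
end [ 53.33 -15.72   7.2 ] 0.571
```

View pics/w25.png

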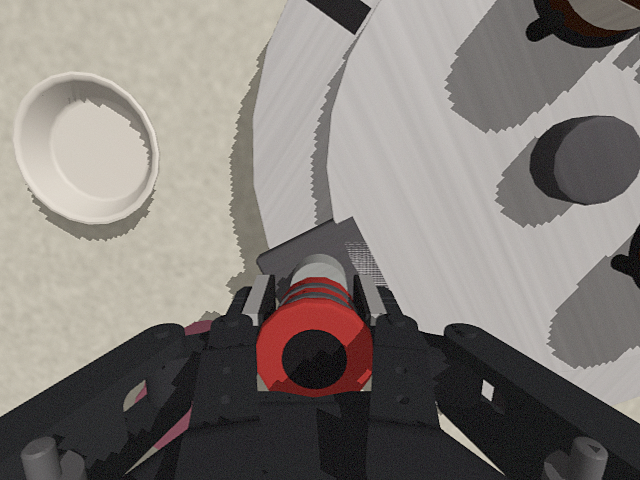

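Call:
send_rows(motion=[0,0,0.3,0,2,0,0,0.3,0,2,0,0,0,0,6,0,0,0,0,6,0,0,0,0,6,0,0,0,0,6])

```text
time: 60.1
eef_pos: [0.5334, -0.157, 0.068]
tcp_rot: [0.959, 0.282, -0.022, -0.011]
contact_force: [-0.3, 1.1, -0.3]
opening: 0.704
```

```bash
python3 - <<'E'
from h import *
st();im,d,P,M=look('wrist'); save('w26.png',im);w=cloud(d,P,M); r,g,b=im.astype(int).transpose(2,0,1); z=w[...,2]
m=(r>1.7*g)&(r>60)&(z>.097)&(z<.125); p=w[m]; c=(p.max(0)+p.min(0))/2; print(c,np.median(p[:,2]),np.degrees(np.arctan2(c[1]-C[1],c[0]-C[0]))%360,np.ptp(p,axis=0))
E
```

```text
t 60.1 p [ 0.5334 -0.157   0.068 ] psi 0.573 F [-0.3  1.1 -0.3] op 0.704 q6 -1.03 zt [-0.0484  0.009 ]
[ 0.53361897 -0.15682963  0.10192823] 0.10279072966551829 239.54415215055354 [0.03721707 0.0375594  0.00641753]
```

View pics/w26.png

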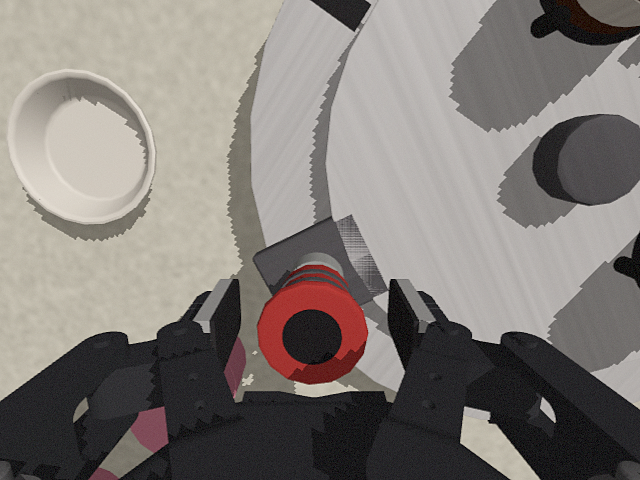

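First notch is home (ring top back at 0.103). Repeating for the second notch.

Call:
send_rows(motion=[0,0,0.4,0,5.5,0,0,0.4,0,5.5,0,0,0.3,0,5.5,0,0,0,0,2,0,0,0,0,2,0,0,0,0,2,0,0,0,0,2,0,0,0,0,2])

```text
time: 60.95
eef_pos: [0.533, -0.1578, 0.0576]
tcp_rot: [0.959, 0.283, -0.022, -0.01]
contact_force: [-0.9, -1.2, 0.7]
opening: 0.378
```

```bash
python3 - <<'E'
from h import *
st()
E
```

```text
t 60.95 p [ 0.533  -0.1578  0.0576] psi 0.574 F [-0.9 -1.2  0.7] op 0.378 q6 -1.03 zt [-0.0485  0.0071]
```

Call:
send_rows(motion=[0,0,-0.4,0,2,0,0,-0.4,0,2,0,0,-0.4,0,2,0,0,-0.4,0,2,0,0,-0.2,0,2])

```text
time: 61.45
eef_pos: [0.5315, -0.1568, 0.0711]
tcp_rot: [0.959, 0.281, -0.023, -0.012]
contact_force: [3.0, -1.2, -8.4]
opening: 0.38
```

```bash
python3 - <<'E'
from h import *
st();im,d,P,M=look('wrist'); w=cloud(d,P,M); r,g,b=im.astype(int).transpose(2,0,1); z=w[...,2]
m=(r>1.7*g)&(r>60)&(z>.097)&(z<.125); p=w[m]; print(np.median(p[:,2]))
arc(.126,299.5,15,.0735,2)
E
```

```text
t 61.45 p [ 0.5315 -0.1568  0.0711] psi 0.57 F [ 3.  -1.2 -8.4] op 0.38 q6 -1.02 zt [-0.0516  0.0104]
0.1161538577814624
now ang 238.7320659408971 r 0.12651751645974918
12 [0.46, 0.75, -0.27, -0.071, 2, 0.42, 0.79, -0.05, -0.07, 2, 0.42, 0.78, -0.05, -0.071, 2, 0.42, 0.79, -0.04, -0.071, 2, 0.41, 0.78, -0.05, -0.071, 2, 0.42, 0.78, -0.05, -0.07, 2, 0.42, 0.79, -0.04, -0.071, 2, 0.42, 0.78, -0.05, -0.071, 2, 0.42, 0.79, -0.05, -0.07, 2, 0.42, 0.78, -0.04, -0.071, 2, 0.42, 0.79, -0.04, -0.071, 2, 0.42, 0.78, -0.05, -0.07, 2]
3 [0.42, 0.79, -0.04, -0.071, 2, 0.42, 0.78, -0.03, -0.071, 2, 0.42, 0.79, -0.04, -0.071, 2]
end [ 65.93 -15.84   7.35] 1.631
```

Call:
send_rows(motion=[0,0,-0.3,0,2,0.43,0.77,-0.1,-0.07,2,0.43,0.77,-0.1,-0.07,2,0.43,0.77,-0.1,-0.07,2,0.43,0.77,-0.1,-0.07,2,0.43,0.77,-0.1,-0.07,2])

```text
time: 62.1
eef_pos: [0.5714, -0.1723, 0.0746]
tcp_rot: [0.894, 0.446, -0.023, -0.018]
contact_force: [2.5, -1.2, -9.3]
opening: 0.377
```

```bash
python3 - <<'E'
from h import *
st()
arc(.126,299.0,10,.0725,2)
E
```

```text
t 62.1 p [ 0.5714 -0.1723  0.0746] psi 0.926 F [ 2.5 -1.2 -9.3] op 0.377 q6 -1.37 zt [-0.0571  0.0116]
now ang 258.2128198973451 r 0.1262310030052047
10 [0.44, 0.8, 0.16, -0.071, 2, 0.41, 0.79, -0.06, -0.071, 2, 0.41, 0.8, -0.05, -0.072, 2, 0.41, 0.79, -0.05, -0.071, 2, 0.4, 0.8, -0.05, -0.071, 2, 0.41, 0.8, -0.05, -0.071, 2, 0.42, 0.79, -0.04, -0.071, 2, 0.41, 0.8, -0.05, -0.071, 2, 0.41, 0.79, -0.04, -0.072, 2, 0.41, 0.8, -0.04, -0.071, 2]
end [ 65.83 -15.89   7.25] 1.638
```

Call:
send_rows(motion=[0.42,0.79,0,-0.071,2,0.41,0.79,-0.04,-0.071,2,0.41,0.79,-0.05,-0.071,2,0.41,0.79,-0.05,-0.071,2,0.41,0.79,-0.05,-0.071,2,0.41,0.79,-0.05,-0.071,2])

```text
time: 62.7
eef_pos: [0.6254, -0.1713, 0.0708]
tcp_rot: [0.776, 0.63, -0.021, -0.023]
contact_force: [3.2, 0.4, -8.5]
opening: 0.378
```

```bash
python3 - <<'E'
from h import *
st();im,d,P,M=look('wrist'); w=cloud(d,P,M); r,g,b=im.astype(int).transpose(2,0,1); z=w[...,2]
m=(r>1.7*g)&(r>60)&(z>.112)&(z<.125)&(np.hypot(w[...,0]-.63,w[...,1]+.17)<.04); p=w[m]; c=(p.max(0)+p.min(0))/2;print(c,np.median(p[:,2]),np.ptp(p,axis=0),np.degrees(np.arctan2(c[1]-C[1],c[0]-C[0]))%360)
arc(.126,299.0,4,.0725,2)
E
```

```text
t 62.7 p [ 0.6254 -0.1713  0.0708] psi 1.365 F [ 3.2  0.4 -8.5] op 0.378 q6 -1.77 zt [-0.062   0.0088]
[ 0.62577265 -0.17028896  0.11523069] 0.11583529087454524 [0.03442821 0.03714547 0.00635356] 283.224213253018
now ang 283.5217880468027 r 0.1257462649643483
4 [0.36, 0.76, -0.21, -0.068, 2, 0.39, 0.75, -0.04, -0.067, 2, 0.39, 0.76, -0.05, -0.068, 2, 0.39, 0.76, -0.04, -0.067, 2]
end [ 65.83 -15.89   7.25] 1.638
```

Call:
send_rows(motion=[0.36,0.76,-0.25,-0.068,2,0.39,0.76,-0.08,-0.068,2,0.39,0.76,-0.08,-0.068,2,0.35,0.7,-0.08,-0.06,2])

```text
time: 63.15
eef_pos: [0.6576, -0.1587, 0.0714]
tcp_rot: [0.682, 0.731, -0.021, -0.024]
contact_force: [1.7, 1.1, -10.2]
opening: 0.381
```

```bash
python3 - <<'E'
from h import *
st();im,d,P,M=look('wrist'); w=cloud(d,P,M); r,g,b=im.astype(int).transpose(2,0,1); z=w[...,2]
m=(r>1.7*g)&(r>60)&(z>.112)&(z<.125)&(np.hypot(w[...,0]-.658,w[...,1]+.158)<.04); p=w[m]; c=(p.max(0)+p.min(0))/2;print(c,np.median(p[:,2]),np.ptp(p,axis=0),np.degrees(np.arctan2(c[1]-C[1],c[0]-C[0]))%360)
arc(.126,299.3,1,.0725,2)
E
```

```text
t 63.15 p [ 0.6576 -0.1587  0.0714] psi 1.64 F [  1.7   1.1 -10.2] op 0.381 q6 -2.01 zt [-0.064   0.0027]
[ 0.6577279  -0.15773157  0.11540268] 0.11639384674939503 [0.03393525 0.03605867 0.00660694] 299.03645175795623
now ang 299.2689436148839 r 0.1254322261497658
1 [-0.05, 0.02, -0.1, -0.001, 2]
end [ 65.88 -15.86   7.25] 1.644
```

Aligned (299.0° against a target of about 299.3°). Releasing.

Call:
send_rows(motion=[0,0,0.3,0,2,0,0,0.3,0,2,0,0,0,0,6,0,0,0,0,6,0,0,0,0,6,0,0,0,0,6])

```text
time: 63.8
eef_pos: [0.659, -0.1587, 0.0708]
tcp_rot: [0.682, 0.731, -0.02, -0.023]
contact_force: [0.1, 1.4, 0.4]
opening: 0.705
```

```bash
python3 - <<'E'
from h import *
st();im,d,P,M=look('wrist'); save('w27.png',im);w=cloud(d,P,M); r,g,b=im.astype(int).transpose(2,0,1); z=w[...,2]
m=(r>1.7*g)&(r>60)&(z>.097)&(z<.125)&(np.hypot(w[...,0]-.658,w[...,1]+.158)<.04); p=w[m]; c=(p.max(0)+p.min(0))/2;print(c,np.median(p[:,2]),np.ptp(p,axis=0),np.degrees(np.arctan2(c[1]-C[1],c[0]-C[0]))%360)
E
```

```text
t 63.8 p [ 0.659  -0.1587  0.0708] psi 1.64 F [0.1 1.4 0.4] op 0.705 q6 -2.01 zt [-0.0606  0.0025]
[ 0.65982258 -0.15697305  0.10211605] 0.10287314056544772 [0.03719194 0.03706399 0.006722  ] 300.04407512126284
```

View pics/w27.png

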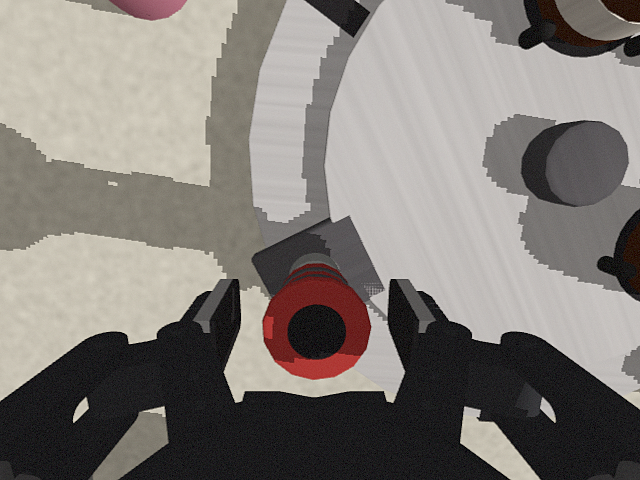

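```bash
python3 - <<'E'
from h import *
plan([(.659,-.1587,.19,1.64,6,7),(.60,.19,.19,0.03,6,14)])
E
```

```text
12 [0.01, -0.1, -1.7, 0, 6, 0.02, -0.11, -1.69, 0, 6, 0.01, -0.1, -1.7, 0, 6, 0.01, -0.11, -1.7, 0, 6, 0.01, -0.1, -1.7, 0, 6, 0.02, -0.11, -1.69, 0, 6, 0.01, -0.1, -1.7, 0, 6, 2.51, -0.25, 0.03, 0.115, 6, 2.47, -0.53, 0.03, 0.115, 6, 2.39, -0.82, 0.03, 0.115, 6, 2.29, -1.08, 0.03, 0.115, 6, 2.14, -1.34, 0.03, 0.115, 6]
9 [1.97, -1.57, 0.03, 0.115, 6, 1.78, -1.79, 0.03, 0.115, 6, 1.57, -1.99, 0.04, 0.115, 6, 1.32, -2.15, 0.03, 0.115, 6, 1.07, -2.29, 0.03, 0.115, 6, 0.81, -2.39, 0.03, 0.115, 6, 0.52, -2.47, 0.03, 0.115, 6, 0.23, -2.52, 0.03, 0.115, 6, -0.06, -2.52, 0.03, 0.115, 6]
end [60. 19. 19.] 0.03
```

Call:
send_rows(motion=[0,-0.1,-1,0,6,0,-0.1,-1.7,0,6,0,-0.1,-1.7,0,6,0,-0.1,-1.7,0,6,0,-0.1,-1.7,0,6,0,-0.1,-1.7,0,6,0,-0.1,-1.7,0,6,1.2,-0.1,-0.5,0.06,6,2.4,-0.5,0,0.115,6,2.4,-0.8,0,0.115,6,2.3,-1,0,0.115,6,2.2,-1.3,0,0.115,6])

```text
time: 65.05
eef_pos: [0.6421, -0.051, 0.218]
tcp_rot: [0.854, 0.52, -0.017, -0.007]
contact_force: [0.8, 0.6, -0.4]
opening: 0.704
```

Call:
send_rows(motion=[2,-1.5,0,0.115,6,1.8,-1.8,0,0.115,6,1.6,-2,0,0.115,6,1.3,-2.1,0,0.115,6,1.1,-2.3,0,0.115,6,0.8,-2.3,0,0.115,6,0.5,-2.4,0,0.115,6,0.3,-1.4,0,0.115,6,0,-0.6,0,0.115,6])

```text
time: 65.95
eef_pos: [0.6105, 0.1526, 0.238]
tcp_rot: [1.0, 0.009, -0.008, 0.003]
contact_force: [0.8, 0.3, 0.0]
opening: 0.703
```

```bash
python3 - <<'E'
from h import *
im,d,P,M=look('wrist');st(); save('w28.png',im); w=cloud(d,P,M); r,g,b=im.astype(int).transpose(2,0,1)
blob(w,(b>1.5*r),(.105,.12),(.6,.2),.04,nm='post')
s=ctrl.get_state();zt=R.from_quat(s['tcp_rot']).as_matrix()[:2,2]; t=np.array([.6,.2017])+.019*zt; print(t)
plan([(*t,.14,0,6,5),(*t,.077,0,6,8)])
E
```

```text
t 66.0 p [0.6106 0.1532 0.2384] psi 0.015 F [0.3 0.5 0.1] op 0.703 q6 0.07 zt [-0.0154 -0.0044]
post [289, 142, 32, 34, 830] [0.6005 0.2009 0.1113] ext [0.022 0.023 0.013]
[0.59970765 0.20161601]
12 [-0.17, -0.98, 1.97, 0.003, 6, -0.18, -0.98, 1.97, 0.003, 6, -0.18, -0.98, 1.96, 0.003, 6, -0.18, -0.98, 1.97, 0.003, 6, -0.18, -0.97, 1.97, 0.003, 6, 0.01, 0, 0.79, 0, 6, 0.01, -0.01, 0.78, 0, 6, 0.02, 0, 0.79, 0, 6, 0.01, -0.01, 0.79, 0, 6, 0.01, 0, 0.79, 0, 6, 0.01, 0, 0.78, 0, 6, 0.01, -0.01, 0.79, 0, 6]
1 [0.02, 0, 0.79, 0, 6]
end [59.97 20.16  7.7 ] -0.0
```

View pics/w28.png

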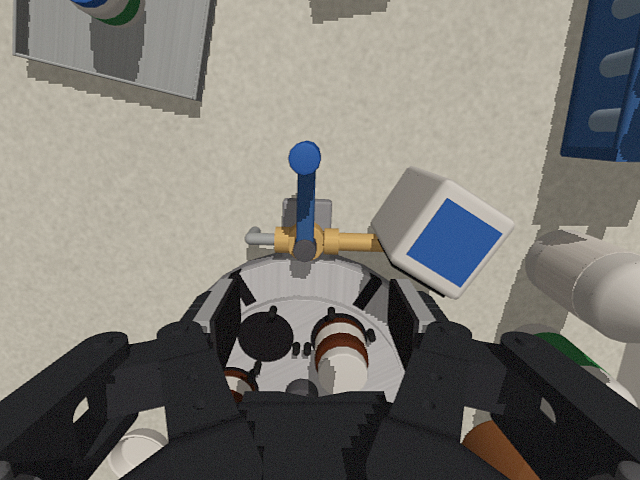

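Tilt has recovered to about 1°. Post is at (305,157) in the picture, still shut. Descending onto it.

Call:
send_rows(motion=[-0.18,-1,1.8,0,6,-0.18,-1,1.8,0,6,-0.18,-1,1.8,0,6,-0.18,-1,1.6,0,6,-0.15,-0.7,1.2,0,6,0,0,0.7,0,6])

```text
time: 66.6
eef_pos: [0.5999, 0.2021, 0.1478]
tcp_rot: [1.0, 0.012, -0.005, 0.002]
contact_force: [0.3, -0.2, -0.6]
opening: 0.706
```

```bash
python3 - <<'E'
from h import *
im,d,P,M=look('wrist');st(); w=cloud(d,P,M); r,g,b=im.astype(int).transpose(2,0,1)
blob(w,(b>1.5*r),(.105,.12),(.6,.2),.04,nm='post')
plan([(.600,.2013,.13,0,6,3),(.600,.2013,.077,0,6,8)])
E
```

```text
t 66.65 p [0.5993 0.2016 0.1465] psi 0.024 F [-1.5  0.2 -1. ] op 0.705 q6 0.14 zt [-0.0114 -0.0043]
post [294, 242, 45, 49, 1687] [0.6002 0.2014 0.1114] ext [0.023 0.023 0.013]
11 [0.03, 0.01, 0.55, 0.008, 6, 0.03, 0.01, 0.55, 0.008, 6, 0.03, 0, 0.55, 0.008, 6, 0.01, 0, 0.66, 0, 6, 0, 0, 0.67, 0, 6, 0.01, -0.01, 0.66, 0, 6, 0.01, 0, 0.66, 0, 6, 0.01, 0, 0.66, 0, 6, 0, 0, 0.67, 0, 6, 0.01, -0.01, 0.66, 0, 6, 0.01, 0, 0.66, 0, 6]
end [60.   20.13  7.7 ] -0.0
```

Call:
send_rows(motion=[0.02,0,0.6,0,6,0.02,0,0.6,0,6,0.02,0,0.6,0,6,0,0,0.7,0,6,0,0,0.7,0,6,0,0,0.7,0,6,0,0,0.7,0,6,0,0,0.7,0,6,0,0,0.7,0,6,0,0,0.6,0,6,0,0,0.2,0,6])

```text
time: 67.75
eef_pos: [0.6013, 0.1999, 0.0745]
tcp_rot: [1.0, 0.011, -0.004, 0.002]
contact_force: [0.1, 0.1, -0.5]
opening: 0.698
```

Call:
send_rows(motion=[0,0,0,0,1,0,0,0,0,1,0,0,0,0,1,0,0,0,0,1,0,0,0,0,1,0,0,0,0,1], grip_force=30)

```text
time: 68.35
eef_pos: [0.6004, 0.1999, 0.0743]
tcp_rot: [1.0, 0.012, -0.005, 0.002]
contact_force: [-1.8, 0.1, -0.3]
opening: 0.277
```

```bash
cat >> h.py <<'E'
AX=np.array([.599,.1175])
def arc2(a_end,n,z,grip,rad=.084):
    s=ctrl.get_state(); p=s['eef_pos'][:2]-AX; a0=np.arctan2(p[1],p[0])%(2*np.pi); ps=psi(s)
    print('now ang',np.degrees(a0),'r',np.hypot(*p))
    A=a0+(np.radians(a_end)-a0)*np.arange(1,n+1)/n
    plan([(*(AX+rad*np.array([np.cos(a),np.sin(a)])),z,ps+a-a0,grip) for a in A])
E
python3 - <<'E'
from h import *
st(); arc2(180,18,.077,1)
E
```

```text
t 68.35 p [0.6004 0.1999 0.0743] psi 0.023 F [-1.8  0.1 -0.3] op 0.277 q6 0.14 zt [-0.0092 -0.0048]
now ang 89.00821412242021 r 0.08239777261535165
12 [-0.74, -0.16, -0.26, -0.088, 1, -0.74, 0.01, 0, -0.088, 1, -0.74, 0, 0.01, -0.089, 1, -0.74, 0, 0.01, -0.088, 1, -0.74, 0.01, 0.01, -0.088, 1, -0.74, 0, 0, -0.088, 1, -0.74, 0, 0.01, -0.089, 1, -0.74, 0, 0.01, -0.088, 1, -0.74, 0.01, 0.01, -0.088, 1, -0.74, 0, 0, -0.088, 1, -0.74, 0, 0.01, -0.089, 1, -0.75, 0, 0.01, -0.088, 1]
6 [-0.74, 0, 0, -0.088, 1, -0.74, 0.01, 0.01, -0.088, 1, -0.74, 0, 0, -0.088, 1, -0.74, 0, 0.01, -0.089, 1, -0.74, 0.01, 0, -0.088, 1, -0.74, 0, 0.01, -0.088, 1]
end [51.5  11.75  7.7 ] 1.611
```

Call:
send_rows(motion=[-0.74,0,0,-0.088,1,-0.74,0,0,-0.088,1,-0.74,0,0,-0.088,1,-0.74,0,0,-0.088,1,-0.74,0,0,-0.088,1,-0.74,0,0,-0.088,1])

```text
time: 68.95
eef_pos: [0.5574, 0.1888, 0.0743]
tcp_rot: [0.961, 0.277, -0.004, 0.0]
contact_force: [-0.6, -1.8, -1.6]
opening: 0.274
```

```bash
python3 - <<'E'
from h import *
st(); arc2(180,12,.075,1,.083)
E
```

```text
t 68.95 p [0.5574 0.1888 0.0743] psi 0.562 F [-0.6 -1.8 -1.6] op 0.274 q6 -0.41 zt [-0.0075 -0.0027]
now ang 120.22478163788095 r 0.0825410239390611
12 [-0.72, -0.04, -0.06, -0.087, 1, -0.72, 0.01, 0, -0.087, 1, -0.72, 0, 0.01, -0.087, 1, -0.72, 0.01, 0, -0.087, 1, -0.73, 0.01, 0.01, -0.087, 1, -0.72, 0, 0, -0.087, 1, -0.72, 0.01, 0, -0.087, 1, -0.72, 0.01, 0.01, -0.087, 1, -0.72, 0, 0, -0.086, 1, -0.72, 0.01, 0.01, -0.087, 1, -0.72, 0.01, 0, -0.087, 1, -0.72, 0, 0, -0.087, 1]
end [51.6  11.75  7.5 ] 1.605
```

Call:
send_rows(motion=[-0.73,0,0,-0.087,1,-0.73,0,0,-0.087,1,-0.73,0,0,-0.087,1,-0.73,0,0,-0.087,1,-0.73,0,0,-0.087,1,-0.73,0,0,-0.087,1,-0.73,0,0,-0.087,1])

```text
time: 69.65
eef_pos: [0.5221, 0.1501, 0.0743]
tcp_rot: [0.829, 0.559, -0.003, -0.001]
contact_force: [0.0, -0.2, -2.4]
opening: 0.271
```

```bash
python3 - <<'E'
from h import *
st(); arc2(181,5,.075,1,.084)
E
```

```text
t 69.65 p [0.5221 0.1501 0.0743] psi 1.187 F [ 0.  -0.2 -2.4] op 0.271 q6 -1.09 zt [-0.0053 -0.0019]
now ang 157.02962714873985 r 0.08350679240138097
5 [-0.7, -0.03, -0.07, -0.084, 1, -0.7, 0.01, 0.01, -0.083, 1, -0.71, 0.02, 0, -0.084, 1, -0.7, 0.02, 0, -0.084, 1, -0.7, 0.02, 0, -0.083, 1]
end [51.51 11.6   7.5 ] 1.605
```

Call:
send_rows(motion=[-0.7,0,0,-0.084,1,-0.7,0,0,-0.084,1,-0.7,0,0,-0.084,1])

```text
time: 69.95
eef_pos: [0.5157, 0.129, 0.0743]
tcp_rot: [0.75, 0.662, -0.002, -0.001]
contact_force: [-0.2, -0.5, -2.0]
opening: 0.274
```

Call:
send_rows(motion=[-0.6,0,0,-0.07,1])

```text
time: 70.05
eef_pos: [0.5149, 0.1227, 0.0743]
tcp_rot: [0.725, 0.689, -0.002, -0.001]
contact_force: [-1.0, 1.0, -2.0]
opening: 0.271
```

Call:
send_rows(motion=[-0.4,0,0,-0.05,1])

```text
time: 70.15
eef_pos: [0.5146, 0.1184, 0.0743]
tcp_rot: [0.707, 0.707, -0.002, -0.001]
contact_force: [-0.7, 0.5, -1.4]
opening: 0.278
```

```bash
python3 - <<'E'
from h import *
st(); arc2(180,1,.075,1,.084)
E
```

```text
t 70.15 p [0.5146 0.1184 0.0743] psi 1.571 F [-0.7  0.5 -1.4] op 0.278 q6 -1.53 zt [-0.0037 -0.0019]
now ang 179.38891299660187 r 0.08440537767874795
1 [-0.09, 0.04, -0.07, -0.011, 1]
end [51.5  11.75  7.5 ] 1.582
```

Call:
send_rows(motion=[-0.2,0,0,-0.02,1])

```text
time: 70.25
eef_pos: [0.5146, 0.1163, 0.0743]
tcp_rot: [0.7, 0.714, -0.002, -0.001]
contact_force: [-2.0, 2.1, -1.6]
opening: 0.272
```

```bash
python3 - <<'E'
from h import *
st(); im,d,P,M=look('wrist'); st(); w=cloud(d,P,M); r,g,b=im.astype(int).transpose(2,0,1); save('w29.png',im)
blob(w,(b>1.5*r),(.105,.12),(.514,.12),.04,nm='post')
E
```

```text
t 70.25 p [0.5146 0.1163 0.0743] psi 1.591 F [-2.   2.1 -1.6] op 0.272 q6 -1.56 zt [-0.0034 -0.0014]
t 70.3 p [0.5146 0.1161 0.0743] psi 1.591 F [-1.8 -0.2 -1.5] op 0.274 q6 -1.56 zt [-0.0035 -0.0018]
post [278, 298, 73, 79, 4476] [0.5135 0.1172 0.1114] ext [0.024 0.024 0.013]
```

Call:
send_rows(motion=[-0.2,0,0,-0.02,1])

```text
time: 70.4
eef_pos: [0.5147, 0.1158, 0.0742]
tcp_rot: [0.693, 0.721, -0.0, -0.002]
contact_force: [-1.0, 11.6, -2.9]
opening: 0.272
```

```bash
python3 - <<'E'
from h import *
st()
E
```

```text
t 70.4 p [0.5147 0.1158 0.0742] psi 1.609 F [-1.  11.6 -2.9] op 0.272 q6 -1.58 zt [-0.0029  0.0025]
```

Stop felt (11.6 N), so the handle is fully open. Releasing, retreating upward and checking.

Call:
send_rows(motion=[0,0,0,0,5,0,0,0,0,5,0,0,0,0,5,0,0,-0.6,0,6,0,0,-1.5,0,6,0,0,-2,0,6,0,0,-2,0,6,0,0,-2.5,0,6,0,0,-3,0,6,0,0,-3,0,6,-0.5,0,-3,0,6,-1,0,-2,0,6])

```text
time: 71.6
eef_pos: [0.5153, 0.1, 0.2798]
tcp_rot: [0.693, 0.721, -0.001, -0.001]
contact_force: [0.6, 0.2, 0.5]
opening: 0.703
```

Call:
send_rows(motion=[-1.5,-1,-2,0,6,-1.5,-1,-1,0,6,-1,-1,-0.5,0,6,-0.5,-0.5,0,0,6,0,0,0,0,6,0,0,0,0,6])

```text
time: 72.2
eef_pos: [0.4831, 0.0509, 0.3251]
tcp_rot: [0.694, 0.72, 0.003, 0.005]
contact_force: [0.0, 0.5, 0.0]
opening: 0.701
```

```bash
python3 - <<'E'
from h import *
im,d,P,M=look('wrist');st(); w=cloud(d,P,M); r,g,b=im.astype(int).transpose(2,0,1); save('w30.png',im)
blob(w,(b>1.5*r),(.105,.12),(.514,.12),.04,nm='post')
blob(w,(r>1.7*g)&(r>60),(.097,.125),(.66,-.157),.04,nm='ring')
blob(w,(r>80),(.097,.115),(.636,.015),.035,nm='jar1'); blob(w,(r>80),(.097,.115),(.522,-.047),.035,nm='jar2')
im,d,P,M=look('side'); cv2.imwrite('pics/s30.png',cv2.resize(im[150:460,180:480,::-1],None,fx=1.9,fy=1.9)); w=cloud(d,P,M); r,g,b=im.astype(int).transpose(2,0,1)
blob(w,(r>1.7*g)&(r>60),(.09,.125),(.66,-.16),.05,nm='ring side')
for n,c,zt in [('beaker',(.292,-.277),.09),('tin',(.251,.321),.1),('carton',(.634,.436),.06),('reag',(.347,-.452),.09),('dish',(.397,-.176),.022),('tray1',(.439,.417),.063),('tray2',(.425,.33),.063),('pink',(.511,-.258),.06),('pink',(.496,-.403),.06)]: blob(w,r>=0,(zt-.006,zt+.006),c,.09 if n=='carton' else .05,nm=n)
E
```

```text
t 72.25 p [0.4831 0.051  0.3249] psi 1.609 F [0.4 0.7 0.2] op 0.7 q6 -1.71 zt [ 0.0101 -0.0026]
post [365, 221, 25, 24, 456] [0.5135 0.116  0.1116] ext [0.022 0.023 0.013]
ring [121, 331, 20, 13, 123] [ 0.6485 -0.1499  0.1013] ext [0.015 0.02  0.007]
jar1 [257, 312, 40, 39, 1177] [0.6348 0.0152 0.103 ] ext [0.043 0.044 0.012]
jar2 [195, 212, 44, 42, 1427] [ 0.5223 -0.0484  0.1028] ext [0.043 0.043 0.012]
ring side [405, 267, 17, 13, 140] [ 0.6588 -0.1616  0.097 ] ext [0.036 0.038 0.014]
beaker [220, 298, 37, 27, 292] [ 0.2929 -0.2776  0.0889] ext [0.07  0.072 0.01 ]
tin [238, 177, 23, 12, 210] [0.2505 0.3222 0.0993] ext [0.068 0.073 0.01 ]
carton [354, 172, 32, 19, 373] [0.6336 0.4376 0.0598] ext [0.09  0.145 0.011]
reag [238, 362, 41, 34, 1069] [ 0.3473 -0.4507  0.0893] ext [0.066 0.068 0.01 ]
dish [276, 294, 35, 24, 278] [ 0.3969 -0.1755  0.0208] ext [0.076 0.08  0.01 ]
tray1 [304, 179, 14, 7, 74] [0.4388 0.4134 0.0616] ext [0.042 0.042 0.009]
tray2 [300, 190, 13, 7, 82] [0.4243 0.3256 0.0615] ext [0.038 0.045 0.008]
pink [338, 309, 21, 17, 277] [ 0.5116 -0.2592  0.0592] ext [0.042 0.044 0.01 ]
pink [334, 360, 24, 21, 405] [ 0.4963 -0.4034  0.0589] ext [0.042 0.043 0.01 ]
```

View pics/w30.png

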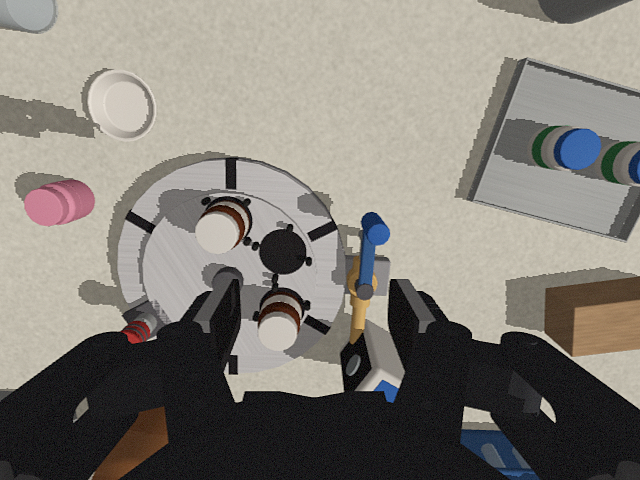

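View pics/s30.png

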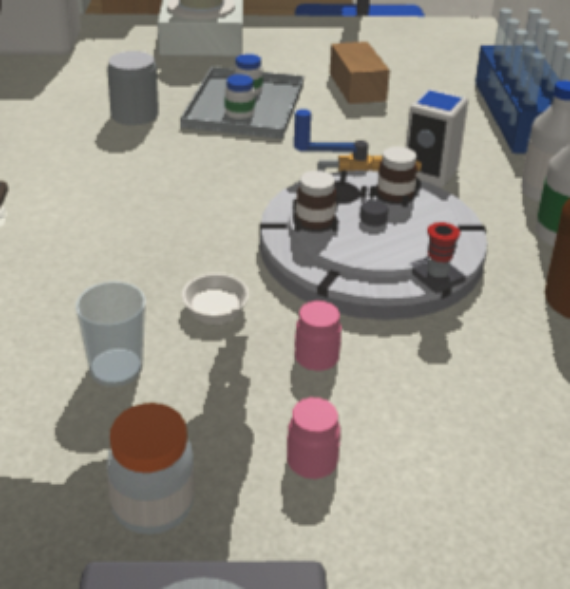

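Everything checks out. The handle lies along the pipe, the ring is home at the second notch, the jars are upright and the other things have not moved.

```bash
python3 - <<'E'
from h import *
st(); print(workorder.sign_off())
E
```

```text
t 72.3 p [0.4831 0.0511 0.3247] psi 1.609 F [-1.   0.2 -0.6] op 0.703 q6 -1.71 zt [ 0.0096 -0.0026]
the job is handed in; nothing more can be done
None
```

I finished the changeover in the order asked and handed it in at 72 s of the 210 s allowed; sign-off reported no verdict.

**What was done**
- I swung the stopcock to its shut stop, which pushed back with about 12 N.
- Both spent jars went to the steel tray.
- Both amber jars found went into cup2 and cup0. No third sample showed in any view. One of the two had been knocked about 2 cm aside, so I measured it again before gripping it.
- I turned the carousel two notches anticlockwise, lifting the ring and letting it drop home each time.
- I swung the stopcock back open until it met the stop (11.6 N).

**Last checks**
- **Ring:** after each release its top was back at about 103 mm, the same as at the start. It ended at about 300°, against 299–300° expected.
- **Jars:** both amber jars were upright with tops at 103 mm, and both spent jars were standing in the tray.
- **Bystanders:** the beaker, tin, carton, reagent jar and dish were within about 2 mm of where they started.

**What disagreed**
- The scene camera's depth was unusable (a constant of about 0.13 m), so I relied on the side and wrist cameras.
- The side and wrist cameras differed by 4 to 8 mm in y. I used the wrist camera for gripping and placing.
- The handle now sits about 5 mm past where I measured it at the start. I take it as fully open because it is against its stop.
- The tool drifted up to about 4° off vertical during fast moves. The jars still stood upright once released.

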